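Clear the tools and slide the repaired supply home

TASK

The repaired power supply is ready to close up, but tools were left on its slid-out chassis and on the bench beside it. Stand every one of these tools in the pot that already holds its own kind, screwdrivers blade down and brushes bristles up, leaving both pots standing and the tools already in them where they are. When all the tools are put away, push the chassis fully home into its case; leave the meter, mug, spool and bottle alone.

Things in the scene. Friction and masses are not known exactly. Their poses are not given: they have to be found in the camera images.
- pot_a: Tool pot, open round steel pot, 100 mm across outside, 94 mm inside, 95 mm tall, inner floor 6 mm up; 0.5 kg, loose. Origin: centre of its underside, z up. At the start one pot holds a standing screwdriver and the other a standing brush; which is which changes from start to start
- pot_b: The other tool pot, open round steel pot, 100 mm across outside, 94 mm inside, 95 mm tall, inner floor 6 mm up; 0.5 kg, loose. Origin: centre of its underside, z up. At the start one pot holds a standing screwdriver and the other a standing brush; which is which changes from start to start
- driver_0: Already stands, leaning, in one of the pots: screwdriver 175 mm long: steel shaft 6 mm thick, 85 mm long, and black square handle 24 x 24 x 90 mm. Origin mid-length on the axis, 12 mm above what it lies on. x axis from blade to handle's end; handle from x = -2 to +88 mm, grip it at x = +40 mm. 65 to 100 g. It stays there
- brush_0: Already stands, leaning, in one of the pots: brush 175 mm long: wooden handle 16 x 16 x 110 mm, metal ferrule 24 (y) x 16 (z) x 30 mm, stiff black bristles 35 mm. Origin mid-length on the axis, 8 mm above what it lies on. x axis from handle's end to bristles; grip it at the ferrule, x = +38 mm. 40 to 65 g. It stays there
- driver_1: Lies across the chassis's circuit board (may be absent): screwdriver 175 mm long: steel shaft 6 mm thick, 85 mm long, and black square handle 24 x 24 x 90 mm. Origin mid-length on the axis, 12 mm above what it lies on. x axis from blade to handle's end; handle from x = -2 to +88 mm, grip it at x = +40 mm. 65 to 100 g. 
- driver_2: Lies on the bench left or right of the supply (may be absent): screwdriver 175 mm long: steel shaft 6 mm thick, 85 mm long, and black square handle 24 x 24 x 90 mm. Origin mid-length on the axis, 12 mm above what it lies on. x axis from blade to handle's end; handle from x = -2 to +88 mm, grip it at x = +40 mm. 65 to 100 g. 
- brush_1: Lies across the chassis's circuit board (may be absent): brush 175 mm long: wooden handle 16 x 16 x 110 mm, metal ferrule 24 (y) x 16 (z) x 30 mm, stiff black bristles 35 mm. Origin mid-length on the axis, 8 mm above what it lies on. x axis from handle's end to bristles; grip it at the ferrule, x = +38 mm. 40 to 65 g. 
- brush_2: Lies on the bench left or right of the supply (may be absent): brush 175 mm long: wooden handle 16 x 16 x 110 mm, metal ferrule 24 (y) x 16 (z) x 30 mm, stiff black bristles 35 mm. Origin mid-length on the axis, 8 mm above what it lies on. x axis from handle's end to bristles; grip it at the ferrule, x = +38 mm. 40 to 65 g. 
- driver_3: Lies on the bench in front of a pot, roughly across (may be absent): screwdriver 175 mm long: steel shaft 6 mm thick, 85 mm long, and black square handle 24 x 24 x 90 mm. Origin mid-length on the axis, 12 mm above what it lies on. x axis from blade to handle's end; handle from x = -2 to +88 mm, grip it at x = +40 mm. 65 to 100 g. 
- brush_3: Lies on the bench in front of a pot, roughly across (may be absent): brush 175 mm long: wooden handle 16 x 16 x 110 mm, metal ferrule 24 (y) x 16 (z) x 30 mm, stiff black bristles 35 mm. Origin mid-length on the axis, 8 mm above what it lies on. x axis from handle's end to bristles; grip it at the ferrule, x = +38 mm. 40 to 65 g. 
- case: Case of the power supply, fixed to the bench: grey sheet-metal box 260 mm wide (y), 300 mm deep (x), 95 mm tall, open in front. Origin: on the bench, middle of its front opening; its x axis points into the case (away from the robot), the case running from x = 0 to 300 mm
- chassis (a joint): How far the chassis is slid out of the case, m: 0 fully home, 0.27 fully out (towards the robot, along the case's x axis); about 2.5 N friction, stays where left. It is a tray 248 mm wide, side walls up to 38 mm above the bench, circuit board's top 20 mm above the bench; a heat sink 46 mm high fills its first 30 mm behind the panel
- panel (a point): Middle of the front face of the chassis's front panel, 48 mm above the bench. The panel is 260 mm wide, its top edge 93 mm above the bench, 6 mm thick, facing the robot, with two upright pull handles standing out 38 mm, 105 mm left and right of the middle; flat between them and can be pushed there
- driver_1_foot (a point): Blade tip of driver_1, the end that stands on the pot's floor (x = -87.5 mm)
- driver_2_foot (a point): Blade tip of driver_2, the end that stands on the pot's floor (x = -87.5 mm)
- driver_3_foot (a point): Blade tip of driver_3, the end that stands on the pot's floor (x = -87.5 mm)
- brush_1_foot (a point): Handle end of brush_1, the end that stands on the pot's floor (x = -87.5 mm)
- brush_2_foot (a point): Handle end of brush_2, the end that stands on the pot's floor (x = -87.5 mm)
- brush_3_foot (a point): Handle end of brush_3, the end that stands on the pot's floor (x = -87.5 mm)
- meter: Yellow multimeter 150 x 75 x 35 mm lying flat, origin under its centre; a bystander
- mug: White ceramic mug, 82 mm across, 95 mm tall; origin under its centre; a bystander
- spool: Metal solder spool 60 mm across, 50 mm tall, standing; origin under its centre; a bystander
- flux: White flux bottle 52 mm across, 120 mm tall, standing; origin under its centre; a bystander

How it is judged (in metres and radians):
On the way, in this order (a step that is already met when the one before it is completed fails the run):
1. every loose tool stands in the pot that holds its own kind ((((horizontal distance between driver_0 and pot_a below 0.07 m and z of driver_0 in the frame of pot_a above 0.05 m and angle between driver_0's own x axis and vertical below 0.9 rad) and (z of driver_1_foot in the frame of pot_a between -0.002 and 0.055 m and horizontal distance between driver_1_foot and pot_a below 0.052 m and angle between driver_1's own x axis and vertical below 0.9 rad) and (z of driver_2_foot in the frame of pot_a between -0.002 and 0.055 m and horizontal distance between driver_2_foot and pot_a below 0.052 m and angle between driver_2's own x axis and vertical below 0.9 rad) and (z of driver_3_foot in the frame of pot_a between -0.002 and 0.055 m and horizontal distance between driver_3_foot and pot_a below 0.052 m and angle between driver_3's own x axis and vertical below 0.9 rad) and (horizontal distance between brush_0 and pot_b below 0.07 m and z of brush_0 in the frame of pot_b above 0.05 m and angle between brush_0's own x axis and vertical below 0.9 rad) and (z of brush_1_foot in the frame of pot_b between -0.002 and 0.055 m and horizontal distance between brush_1_foot and pot_b below 0.052 m and angle between brush_1's own x axis and vertical below 0.9 rad) and (z of brush_2_foot in the frame of pot_b between -0.002 and 0.055 m and horizontal distance between brush_2_foot and pot_b below 0.052 m and angle between brush_2's own x axis and vertical below 0.9 rad) and (z of brush_3_foot in the frame of pot_b between -0.002 and 0.055 m and horizontal distance between brush_3_foot and pot_b below 0.052 m and angle between brush_3's own x axis and vertical below 0.9 rad)) or ((horizontal distance between driver_0 and pot_b below 0.07 m and z of driver_0 in the frame of pot_b above 0.05 m and angle between driver_0's own x axis and vertical below 0.9 rad) and (z of driver_1_foot in the frame of pot_b between -0.002 and 0.055 m and horizontal distance between driver_1_foot and pot_b below 0.052 m and angle between driver_1's own x axis and vertical below 0.9 rad) and (z of driver_2_foot in the frame of pot_b between -0.002 and 0.055 m and horizontal distance between driver_2_foot and pot_b below 0.052 m and angle between driver_2's own x axis and vertical below 0.9 rad) and (z of driver_3_foot in the frame of pot_b between -0.002 and 0.055 m and horizontal distance between driver_3_foot and pot_b below 0.052 m and angle between driver_3's own x axis and vertical below 0.9 rad) and (horizontal distance between brush_0 and pot_a below 0.07 m and z of brush_0 in the frame of pot_a above 0.05 m and angle between brush_0's own x axis and vertical below 0.9 rad) and (z of brush_1_foot in the frame of pot_a between -0.002 and 0.055 m and horizontal distance between brush_1_foot and pot_a below 0.052 m and angle between brush_1's own x axis and vertical below 0.9 rad) and (z of brush_2_foot in the frame of pot_a between -0.002 and 0.055 m and horizontal distance between brush_2_foot and pot_a below 0.052 m and angle between brush_2's own x axis and vertical below 0.9 rad) and (z of brush_3_foot in the frame of pot_a between -0.002 and 0.055 m and horizontal distance between brush_3_foot and pot_a below 0.052 m and angle between brush_3's own x axis and vertical below 0.9 rad))) and angle between each of pot_a, pot_b's own z axis and vertical below 0.1 rad), for 0.3 s.
2. then the chassis is pushed fully home (value of joint chassis below 0.005 m), for 0.2 s.
At the end, for the whole second after the job is handed in: Drivers stand blade down in one pot, brushes bristles up in the other: lower end within 52 mm of the pot's axis and 55 mm of its underside's height, length under 0.9 rad from vertical, at rest; pots upright within 0.1 rad; chassis within 5 mm of home (all of step 1 and linear speed of each of driver_1, driver_2, driver_3, brush_1, brush_2, brush_3 below 0.05 m/s and value of joint chassis below 0.005 m); the robot touches nothing.
It fails at once if a tool that already stood in its pot is taken out (distance of any of driver_0, brush_0 from where it was at the start of the episode above 0.16 m).
It fails at once if a pot is knocked over (angle between any of pot_a, pot_b's own z axis and vertical above 0.7 rad).
It fails at once if the meter, mug, spool or bottle is disturbed (distance of any of meter, mug, spool, flux from where it was at the start of the episode above 0.05 m).
Of driver_1, driver_2, driver_3, brush_1, brush_2, brush_3 only 4 to 5 are there at a start; the rules pass over those that are not, and their reading is None.
At some moment in a run one of driver_2, brush_2 may be knocked a few centimetres aside while the robot is not near it.
Once in a run the grip may slacken for a moment while it holds something.
It also fails if it takes over 210 s, if anything falls off the work surface, if the arm or the gripper's body presses on something with over 40 N, if the wrist force passes 120 N, or if a joint passes its speed limit or range.

ROBOT

A 6-joint arm with a two-finger parallel gripper is mounted at the origin on the work surface. World frame = base frame: x ahead of the robot, y to its left, z up, the work surface at z = 0. Lengths are in m, angles in degrees, forces in N, time in s.
With the tool pointing down it reaches from about 0.375 to 0.9 m from the base axis. Payload 3.1 kg.
Tool frame: the origin (TCP) lies midway between the tips of the shut fingers; the grasp point (between the pads) lies 19 mm behind it; z points along the fingers, y is the direction in which the jaws open and shut (so a half turn about z gives the same grasp; the last joint's range is limited). The gripper opens to 87 mm and grips with 3 to 60 N. Pads are 19 mm wide; open, the fingers measure 117 mm over their backs; the gripper's body (75 mm by 190 mm) begins 51 mm behind the grasp point.
Start: joints at [-74.57, 30.224, 82.088, -0, 67.689, -10.227], TCP at [0.271, -0.563, 0.187] pointing down, gripper open.
Joint ranges: [-176.69, 176.69], [-43.24, 126.21], [12.49, 139.97], [-82, 262], [0, 151.66], [-163.58, 163.58]. Speed limits (degrees/s): [159.86, 159.86, 180, 180, 180, 180].

INTERFACE

Orientations are given as a 3x3 rotation matrix whose columns are the frame's x, y, z axes.
In Python, from rig import status, vision, bot, models gives the robot as it stands.
- The arm moves only by the tool send_rows, never from a script. Its argument "moves" is a list of rows, each a list of 7 numbers: the shift along the tool's x, y, z in units of 25 mm (1.0 is 25 mm), then the turn, a rotation vector about the tool's x, y, z in units of 10 degrees (1.0 is 10 degrees), then the closure, from -1 (fully open) to 1 (shut), so that 0 is half open. In form: [[dx, dy, dz, rx, ry, rz, hand], ...]. A call has 1 to 12 rows; each row shifts and turns the commanded pose from where the row before left it, along the tool's axes as they then stand; what a row does not reach is not made up. A row lasts 1/8 s, in which the tool goes at most 62.5 mm and 10.7 degrees, less where a joint would pass 70% of its speed; a pose out of reach is approached as far as the arm can. A call is refused whole if a number of a shift passes 1 or a number of a turn 1, either way. A call with a gripper value outside its range is refused whole. The fingers move at their own pace and stop on an object; the grip force is fixed at half the most. Time passes only in rows, so rows that do not move let the fingers close. It gives the time, the measured TCP pose, the force and the opening at its end, in the units of the state.
- status.read_state(): the state, without advancing time (a new reading comes with each control period).
- vision.capture(name): name is "scene" or "top" or "wrist"; returns a dict with "img" (400x640x3 uint8, red, green, blue), "depth" (400x640 float32, m along the optical axis (not along the pixel's ray), 0 where there is no reading), "fx", "fy", "cx", "cy" (pixels), "pose" (4x4, takes a point from camera to world coordinates); the wrist camera has in their place "hand_eye" (4x4, takes a point from camera to tool coordinates, whose origin is the TCP and whose axes are the flange's). Camera axes: x right, y up, looking along -z (the intrinsics and any distortion apply to the point x, -y, -z); pixel columns grow to the right and rows downward; lengths in m; the calibration is good to about 2 mm. The wrist camera is an equidistant fisheye: a pixel r from the principal point sees the ray r / f radians off the axis. A picture is of the moment at which its call begins: read the wrist's pose just before it.
- bot.hand_in(): hands the job in, once; it reports no verdict.
Trained networks look in the newest picture that a camera, given by its name, has taken for a name from the list of things; names that differ only in an ending like _2 or _b are one class to them, and where a whole thing is asked for, a point or a joint stands for the part that bears it (a point fixed in the world has none). Each returns a list of dicts, best first, with "confidence" (0 to 1); they miss things now and then, are a little off and sometimes report something else, mostly with a low value. They report only what shows in the picture. A call takes as long as a camera call.
- models.masks_of(camera, name): "mask" (400x640 bool, what is visible of it) and "extent" ([left, top, right, bottom] in pixels, round what is visible of it).
- models.landmark_of(camera, name): "point" ([column, row] in pixels: a listed point, or the origin of a listed thing).
The state is a dict: "time_s": time; "joint_positions": joint angles; "qvel": joint speeds; "tau": joint torques, N m; "position": TCP position; "tcp_rot": TCP orientation; "force": force on the tool from outside, world axes, zero at the start; "moment": the same for the moment, N m; "opening": opening from 0.0 (shut) to 1.0 (fully open).
Only numpy, scipy, OpenCV 4.12 (cv2) and the standard library are available. Lean on these libraries where they do the work, as an engineer would, in place of code of your own. Each camera call takes 0.05 s, during which the arm holds its last target.

## Working session

There is one attempt and no reset: what is moved stays moved. The work goes in short steps, Python scripts to look and compute and a tool call to move; the robot and the scene stay as the last step left them, time stands still between calls to the robot, and variables do not carry over. Pictures are saved under pics/ and viewed, and the job is handed in when it is done.

Besides the shell and the picture viewer there is one more tool, called after "Emit:" by a JSON object that holds its "op" and its "data". send_rows: Moves the arm, as the interface text tells. Its arguments: {"type":"object","properties":{"moves":{"type":"array"}},"required":["moves"]}

```bash
ls; mkdir -p pics; python3 - <<'E'
from rig import status, vision, bot, models
import cv2
print(status.read_state())
for n in ["scene","top","wrist"]:
    c=vision.capture(n); cv2.imwrite(f"pics/{n}0.png",c["img"][:,:,::-1])
    print(n,c["fx"],c["fy"],c["cx"],c["cy"],c.get("pose"),c.get("hand_eye"),[k for k in c])
E
```

```text
pics
{'time_s': 0.0, 'joint_positions': array([-7.45712597e+01,  3.02780340e+01,  8.21554028e+01, -1.89884852e-04,
        6.76901496e+01, -1.02281630e+01]), 'qvel': array([-0.02045276,  0.08312332, -0.04046165, -0.03808022, -0.00391481,
       -0.14680275]), 'tau': array([ 2.09581672e-04, -4.40043962e+01, -1.76595336e+01,  6.32259599e-02,
        5.82860189e-02, -1.76522444e-04]), 'position': array([ 0.27041329, -0.56258224,  0.18638718]), 'tcp_rot': array([[ 9.01402519e-01,  4.32981716e-01, -5.76799887e-04],
       [ 4.32981933e-01, -9.01400203e-01,  2.07843870e-03],
       [ 3.79998420e-04, -2.12325381e-03, -9.99997674e-01]]), 'force': array([-0.29534585, -0.18442963,  0.52822672]), 'moment': array([0.01960775, 0.02683883, 0.00675397]), 'opening': 1.001775797258626}
scene 421.84878259939063 421.84878259939063 315.8146333559312 203.7892012535144 [[-0.87844794 -0.36590885  0.3073108   1.04751369]
 [ 0.47744539 -0.64605918  0.59552787  0.96800511]
 [-0.01936795  0.66986435  0.74223085  1.27498338]
 [ 0.          0.          0.          1.        ]] None ['img', 'depth', 'fx', 'fy', 'cx', 'cy', 'pose']
top 440.89330561203053 440.89330561203053 320.13170429877607 199.36682839180236 [[-1.39127288e-02  9.98108013e-01 -5.98901540e-02  4.71422899e-01]
 [-9.99903114e-01 -1.38610773e-02  1.27781620e-03 -1.70816455e-02]
 [ 4.45256537e-04  5.99021294e-02  9.98204156e-01  1.46262143e+00]
 [ 0.00000000e+00  0.00000000e+00  0.00000000e+00  1.00000000e+00]] None ['img', 'depth', 'fx', 'fy', 'cx', 'cy', 'pose']
wrist 309.70691628693146 309.70691628693146 316.41310851790007 198.83643176729578 None [[-1.78697176e-04  9.67603313e-01  2.52475337e-01  7.03896722e-02]
 [ 9.99999865e-01  2.95884496e-04 -4.26186843e-04  1.74193613e-05]
 [-4.87083339e-04  2.52475227e-01 -9.67603236e-01 -1.97616468e-01]
 [ 0.00000000e+00  0.00000000e+00  0.00000000e+00  1.00000000e+00]] ['img', 'depth', 'fx', 'fy', 'cx', 'cy', 'hand_eye']
```

View pics/scene0.png

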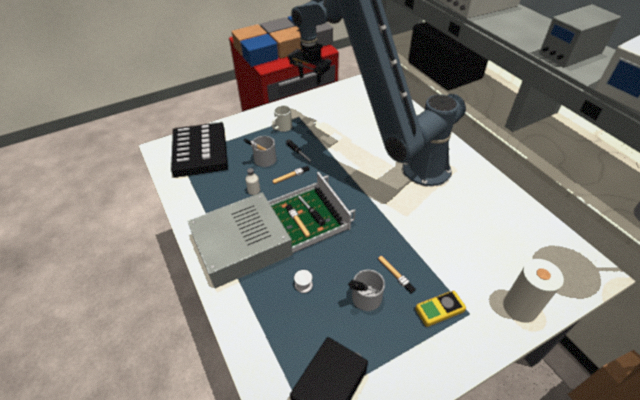

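View pics/top0.png

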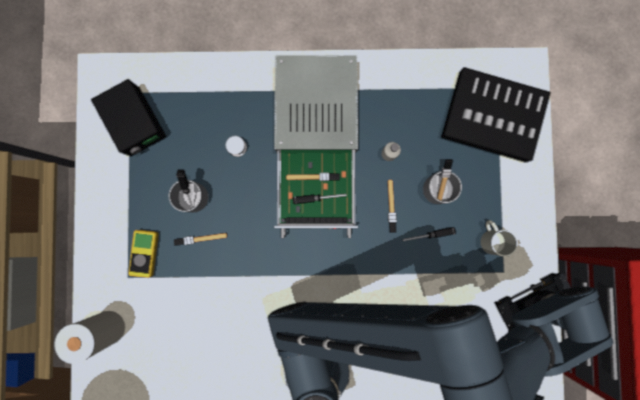

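View pics/wrist0.png

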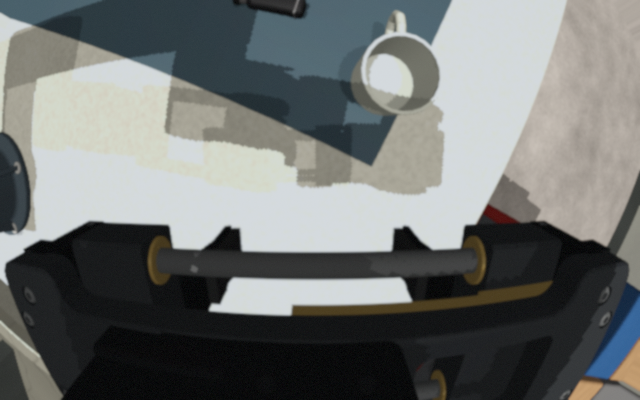

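```bash
cat > h.py <<'E'
import numpy as np, cv2
from rig import status, vision, bot, models
def cap(n):
    s=status.read_state(); c=vision.capture(n)
    if n=="wrist":
        T=np.eye(4);T[:3,:3]=s["tcp_rot"];T[:3,3]=s["position"]
        c["pose"]=T@c["hand_eye"]
    c["name"]=n
    return c
def ray(c,u,v):
    u=np.atleast_1d(u).astype(float);v=np.atleast_1d(v).astype(float)
    x=(u-c["cx"])/c["fx"];y=(v-c["cy"])/c["fy"]
    if c["name"]=="wrist":
        r=np.hypot(x,y);k=np.where(r>1e-9,np.sin(r)/np.maximum(r,1e-9),1)
        d=np.stack([x*k,-y*k,-np.cos(r)],1)
    else: d=np.stack([x,-y,-np.ones_like(x)],1)
    return d
def w_depth(c,u,v):
    d=ray(c,u,v);z=c["depth"][np.round(np.atleast_1d(v)).astype(int),np.round(np.atleast_1d(u)).astype(int)]
    d=d/(-d[:,2:3])*z[:,None]
    return d@c["pose"][:3,:3].T+c["pose"][:3,3]
def w_plane(c,u,v,h):
    d=ray(c,u,v)@c["pose"][:3,:3].T;o=c["pose"][:3,3]
    return o+d*((h-o[2])/d[:,2])[:,None]
def proj(c,P):
    P=np.atleast_2d(P);q=(P-c["pose"][:3,3])@c["pose"][:3,:3]
    x,y,z=q[:,0],-q[:,1],-q[:,2]
    if c["name"]=="wrist":
        rr=np.hypot(x,y);th=np.arctan2(rr,z);k=th/np.maximum(rr,1e-9)
        return np.stack([c["cx"]+c["fx"]*x*k,c["cy"]+c["fy"]*y*k],1)
    return np.stack([c["cx"]+c["fx"]*x/z,c["cy"]+c["fy"]*y/z],1)
def mask_pts(c,m):
    v,u=np.nonzero(m["mask"]);P=w_depth(c,u,v);ok=c["depth"][v,u]>0
    return P[ok]
def save(c,f,marks=()):
    im=c["img"][:,:,::-1].copy()
    for i,(u,v) in enumerate(marks):
        cv2.circle(im,(int(round(u)),int(round(v))),3,(0,0,255),1)
    cv2.imwrite("pics/"+f,im)
E
python3 - <<'E'
from h import *
np.set_printoptions(precision=3,suppress=True)
for cam in ["top","scene"]:
    c=cap(cam)
    for n in ["driver_1","brush_1","pot_a","meter","mug","spool","flux","case","chassis"]:
        for m in models.masks_of(cam,n):
            if m["confidence"]<.25: continue
            P=mask_pts(c,m)
            if len(P)<8: continue
            ctr=np.median(P,0); zz=np.percentile(P[:,2],[5,50,95])
            d=np.linalg.svd((P-P.mean(0))[:,:2])[2][0]
            t=(P-P.mean(0))[:,:2]@d
            e1=P.mean(0)[:2]+d*np.percentile(t,1);e2=P.mean(0)[:2]+d*np.percentile(t,99)
            print(cam,n,round(m["confidence"],2),m["extent"],ctr,"z",zz,"ends",e1,e2,len(P))
    for n in ["driver_1","brush_1","driver_1_foot","brush_1_foot","pot_a","panel","case"]:
        for l in models.landmark_of(cam,n):
            if l["confidence"]<.25: continue
            u,v=l["point"]; print(cam,n,round(l["confidence"],2),l["point"],w_depth(c,u,v)[0])
E
```

```text
top driver_1 0.68 [174.6, 165.8, 192.3, 196.5] [0.614 0.4   0.119] z [0.059 0.119 0.146] ends [0.653 0.407] [0.578 0.397] 232
top driver_1 0.56 [426.1, 228.4, 456.0, 237.6] [ 0.443 -0.413  0.023] z [0.015 0.023 0.028] ends [ 0.436 -0.371] [ 0.452 -0.455] 179
top driver_1 0.47 [289.7, 194.5, 324.8, 203.3] [0.559 0.03  0.042] z [0.02  0.042 0.047] ends [0.555 0.069] [ 0.564 -0.022] 218
top brush_1 0.87 [284.3, 172.4, 338.3, 179.0] [ 0.631 -0.013  0.034] z [0.02  0.034 0.039] ends [ 0.633 -0.081] [0.631 0.085] 337
top brush_1 0.84 [388.7, 179.3, 397.9, 231.8] [ 0.515 -0.253  0.014] z [0.008 0.014 0.02 ] ends [ 0.616 -0.25 ] [ 0.448 -0.257] 304
top brush_1 0.82 [172.8, 235.4, 228.6, 248.5] [0.435 0.388 0.014] z [0.003 0.014 0.02 ] ends [0.446 0.292] [0.425 0.459] 321
top brush_1 0.74 [441.0, 159.9, 451.7, 198.5] [ 0.622 -0.408  0.102] z [0.033 0.102 0.142] ends [ 0.664 -0.407] [ 0.554 -0.408] 226
top pot_a 0.9 [421.0, 172.0, 461.2, 206.7] [ 0.588 -0.417  0.027] z [0.002 0.027 0.094] ends [ 0.582 -0.361] [ 0.592 -0.458] 800
top pot_a 0.87 [165.5, 177.9, 210.9, 213.2] [0.569 0.406 0.026] z
[... 3818 characters left out ...]
 288.0] [0.603 0.417 0.103]
scene driver_1 0.67 [297.4, 148.8] [ 0.443 -0.369  0.027]
scene driver_1 0.45 [310.4, 211.0] [ 0.57  -0.004  0.034]
scene brush_1 0.66 [296.5, 219.6] [0.638 0.01  0.037]
scene brush_1 0.63 [291.7, 176.2] [ 0.533 -0.251 -0.003]
scene brush_1 0.61 [259.5, 147.2] [ 0.609 -0.4    0.083]
scene brush_1 0.61 [391.8, 269.6] [0.444 0.364 0.018]
scene driver_1_foot 0.56 [298.9, 194.0] [ 0.563 -0.119  0.022]
scene brush_1_foot 0.78 [308.0, 234.8] [0.632 0.092 0.03 ]
scene pot_a 0.92 [265.0, 155.6] [ 0.602 -0.362  0.061]
scene pot_a 0.76 [366.0, 298.4] [0.607 0.442 0.079]
scene panel 0.83 [331.1, 201.0] [ 0.471 -0.015  0.029]
scene case 0.77 [277.8, 230.3] [0.737 0.064 0.091]
```

```bash
cat > plan.py <<'E'
from h import *
from scipy.spatial.transform import Rotation as Ro
import json
def frame(z,x):
    z=np.array(z,float);z/=np.linalg.norm(z);x=np.array(x,float);x-=z*(x@z);x/=np.linalg.norm(x)
    return np.stack([x,np.cross(z,x),z],1)
def down(yaw):
    a=np.radians(yaw);return frame([0,0,-1],[np.cos(a),np.sin(a),0])
def plan(pos,R,hand,start=None,n=None,prec=2):
    """rows from the present (or start) pose to pos,R straight"""
    if start is None:
        s=status.read_state();start=(np.array(s["position"]),np.array(s["tcp_rot"]))
    p,Rc=start; p=p.copy();Rc=Ro.from_matrix(Rc)
    Rt=Ro.from_matrix(R);tot=(Rc.inv()*Rt).as_rotvec();pos=np.array(pos,float)
    if n is None: n=int(np.ceil(max(np.linalg.norm(pos-p)/.025,np.degrees(np.linalg.norm(tot))/9.9,1)))
    p0=p.copy();R0=Rc;rows=[]
    for i in range(1,n+1):
        tp=p0+(pos-p0)*i/n;tR=R0*Ro.from_rotvec(tot*i/n)
        d=np.round(Rc.inv().apply(tp-p)/.025,prec);r=np.round(np.degrees((Rc.inv()*tR).as_rotvec())/10,prec)
        d=np.clip(d,-1,1);r=np.clip(r,-1,1)
        p=p+Rc.apply(d*.025);Rc=Rc*Ro.from_rotvec(np.radians(r*10))
        rows.append([float(q)+0. for q in [*d,*r,hand]])
    print(n,"rows, end err mm",np.round((p-pos)*1000,1))
    for i in range(0,n,12): print(json.dumps(rows[i:i+12]).replace(" ",""))
    return (p,Rc.as_matrix())
def st():
    s=status.read_state();R=s["tcp_rot"]
    print("t",round(s["time_s"],2),"p",np.round(s["position"],4),"q",np.round(s["joint_positions"],2),"x",np.round(R[:,0],3),"z",np.round(R[:,2],3),"F",np.round(s["force"],1),"open",round(s["opening"],3))
    return s
E
python3 - <<'E'
from plan import *
plan([0.443,-0.41,0.16],down(-79),-1)
E
```

```text
11 rows, end err mm [-0.1  0.1  0.1]
[[0.81,-0.23,0.1,0.0,0.0,0.95,-1.0],[0.75,-0.36,0.1,0.0,0.0,0.95,-1.0],[0.69,-0.48,0.1,0.0,0.0,0.95,-1.0],[0.6,-0.59,0.1,0.0,0.0,0.96,-1.0],[0.49,-0.68,0.1,0.0,0.0,0.95,-1.0],[0.37,-0.75,0.1,0.0,0.0,0.95,-1.0],[0.25,-0.81,0.1,0.0,0.0,0.95,-1.0],[0.1,-0.83,0.1,0.0,0.0,0.95,-1.0],[-0.03,-0.84,0.1,0.0,0.0,0.95,-1.0],[-0.16,-0.82,0.09,0.0,0.0,0.95,-1.0],[-0.31,-0.78,0.1,0.0,0.0,0.96,-1.0]]
```

Emit:
{"op": "send_rows", "data": {"moves": [[0.81, -0.23, 0.1, 0, 0, 0.95, -1], [0.75, -0.36, 0.1, 0, 0, 0.95, -1], [0.69, -0.48, 0.1, 0, 0, 0.95, -1], [0.6, -0.59, 0.1, 0, 0, 0.95, -1], [0.49, -0.68, 0.1, 0, 0, 0.95, -1], [0.37, -0.75, 0.1, 0, 0, 0.95, -1], [0.25, -0.81, 0.1, 0, 0, 0.95, -1], [0.1, -0.83, 0.1, 0, 0, 0.95, -1], [-0.03, -0.84, 0.1, 0, 0, 0.95, -1], [-0.16, -0.82, 0.1, 0, 0, 0.95, -1], [-0.31, -0.78, 0.1, 0, 0, 0.95, -1], [0, 0, 0, 0, 0, 0, -1]]}}

```text
time_s: 3.35
position: [0.4434, -0.4087, 0.1597]
tcp_rot: [[0.198, -0.98, -0.0], [-0.98, -0.198, 0.0], [-0.001, 0.0, -1.0]]
force: [-0.2, 0.5, 0.5]
opening: 0.998
```

```bash
python3 - <<'E'
from plan import *
s=st()
c=cap("wrist"); L=[]
for n in ["driver_1","driver_1_foot"]:
    for l in models.landmark_of("wrist",n):
        if l["confidence"]<.25: continue
        L.append(l["point"]); print(n,round(l["confidence"],2),l["point"],w_depth(c,*l["point"])[0],w_plane(c,*l["point"],.012))
for m in models.masks_of("wrist","driver_1"):
    if m["confidence"]<.25: continue
    P=mask_pts(c,m);d=np.linalg.svd((P-P.mean(0))[:,:2],full_matrices=False)[2][0];t=(P-P.mean(0))[:,:2]@d
    print(m["confidence"],m["extent"],np.median(P,0),np.percentile(P[:,2],[5,50,95]),P.mean(0)[:2]+d*np.percentile(t,1),P.mean(0)[:2]+d*np.percentile(t,99))
save(c,"w1.png",L)
E
```

```text
t 3.35 p [ 0.4434 -0.4087  0.1597] q [-53.27  30.37  86.96   0.    62.71 115.32] x [ 0.198 -0.98  -0.001] z [-0.  0. -1.] F [-0.2  0.5  0.5] open 0.998
driver_1 0.69 [313.3, 209.4] [ 0.44224793 -0.37679597  0.02199972] [[ 0.44176812 -0.37384124  0.012     ]]
driver_1_foot 0.72 [197.4, 154.7] [ 0.57765648 -0.417242    0.040661  ] [[ 0.58845871 -0.41193561  0.012     ]]
```

View pics/w1.png

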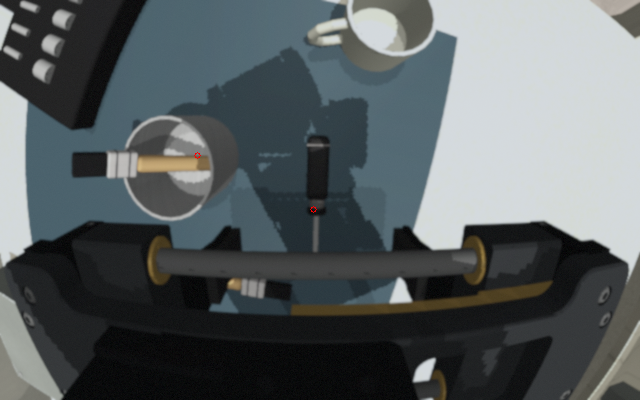

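```bash
python3 - <<'E'
from plan import *
c=cap("wrist")
for p in [(318,139),(317,170),(316.5,207),(316,245)]:
    print(p,w_depth(c,*p),w_plane(c,*p,.024),w_plane(c,*p,.012))
import numpy as np
E
```

```text
(318, 139) [[ 0.45152824 -0.45738533  0.02398023]] [[ 0.45152856 -0.45738652  0.024     ]] [[ 0.45133423 -0.45666275  0.012     ]]
(317, 170) [[ 0.44602021 -0.42409913  0.02478644]] [[ 0.44599443 -0.42397294  0.024     ]] [[ 0.44560107 -0.42204745  0.012     ]]
(316.5, 207) [[ 0.4382116  -0.38187256  0.0210335 ]] [[ 0.43837657 -0.38271537  0.024     ]] [[ 0.43770923 -0.37930607  0.012     ]]
(316, 245) [[ 0.4291606  -0.33307423  0.01409475]] [[ 0.42996127 -0.33723845  0.024     ]] [[ 0.42899128 -0.33219359  0.012     ]]
```

Emit:
{"op": "send_rows", "data": {"moves": [[0.1, 0.4, 1, 0, 0, 0, -1], [0, 0, 1, 0, 0, 0, -1], [0, 0, 1, 0, 0, 0, -1], [0, 0, 1, 0, 0, 0, -1], [0, 0, 1, 0, 0, 0, -1], [0, 0, 0.7, 0, 0, 0, -1], [0, 0, 0.35, 0, 0, 0, -1], [0, 0, 0, 0, 0, 0, -1]]}}

```text
time_s: 4.6
position: [0.4332, -0.4141, 0.0083]
tcp_rot: [[0.193, -0.981, -0.0], [-0.981, -0.193, 0.0], [-0.001, 0.0, -1.0]]
force: [0.3, 0.6, -0.0]
opening: 0.995
```

Emit:
{"op": "send_rows", "data": {"moves": [[0, 0, 0, 0, 0, 0, 0], [0, 0, 0, 0, 0, 0, 1], [0, 0, 0, 0, 0, 0, 1], [0, 0, 0, 0, 0, 0, 1], [0, 0, 0, 0, 0, 0, 1], [0, 0, 0, 0, 0, 0, 1]]}}

```text
time_s: 5.35
position: [0.4334, -0.4141, 0.0086]
tcp_rot: [[0.194, -0.981, -0.0], [-0.981, -0.194, 0.0], [-0.0, 0.0, -1.0]]
force: [0.7, -0.1, 0.2]
opening: 0.402
```

```bash
python3 - <<'E'
from plan import *
st();c=cap("wrist");save(c,"w2.png")
E
```

```text
t 5.35 p [ 0.4334 -0.4141  0.0086] q [-54.36  42.36  93.18  -0.    44.47 114.48] x [ 0.194 -0.981 -0.   ] z [-0.  0. -1.] F [ 0.7 -0.1  0.2] open 0.402
```

View pics/w2.png

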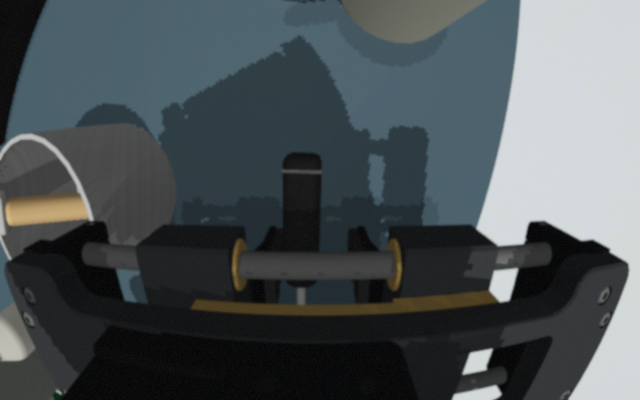

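Emit:
{"op": "send_rows", "data": {"moves": [[0, 0, 0, 0, 0, 0, 1], [0, 0, 0, 0, 0, 0, 1], [0, 0, 0, 0, 0, 0, 1], [0, 0, 0, 0, 0, 0, 1]]}}

```text
time_s: 5.9
position: [0.4334, -0.4141, 0.0086]
tcp_rot: [[0.193, -0.981, -0.0], [-0.981, -0.193, 0.0], [-0.0, 0.0, -1.0]]
force: [0.3, 0.1, 0.2]
opening: 0.016
```

Emit:
{"op": "send_rows", "data": {"moves": [[0, 0, -0.5, 0, 0, 0, 1], [0, 0, -1, 0, 0, 0, 1], [0, 0, -1, 0, 0, 0, 1], [0, 0, -1, 0, 0, 0, 1], [0, 0, -1, 0, 0, 0, 1], [0, 0, -1, 0, 0, 0, 1], [0, 0, -1, 0, 0, 0, 1], [0, 0, -1, 0, 0, 0, 1], [0, 0, -1, 0, 0, 0, 1], [0, 0, -1, 0, 0, 0, 1]]}}

```text
time_s: 7.15
position: [0.4333, -0.4139, 0.2479]
tcp_rot: [[0.194, -0.981, 0.001], [-0.981, -0.194, -0.001], [0.001, -0.0, -1.0]]
force: [0.2, -0.9, -0.1]
opening: 0.006
```

```bash
python3 - <<'E'
from plan import *
st();c=cap("wrist");save(c,"w3.png")
E
```

```text
t 7.15 p [ 0.4333 -0.4139  0.2479] q [-54.36  24.63  81.79   0.    73.53 114.48] x [ 0.194 -0.981  0.001] z [ 0.001 -0.001 -1.   ] F [ 0.2 -0.9 -0.1] open 0.006
```

View pics/w3.png

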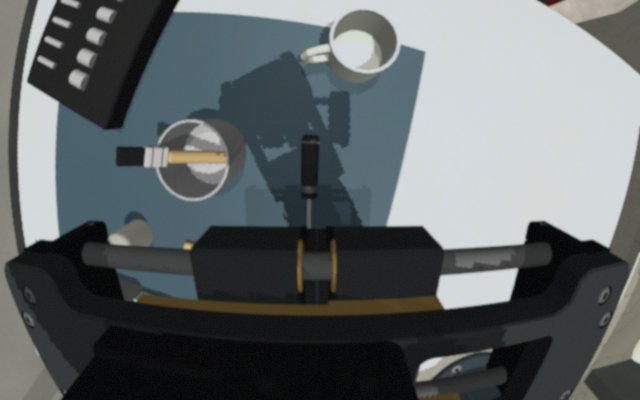

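```bash
python3 - <<'E'
from plan import *
c=cap("wrist")
for p in [(311,137),(310,193),(309,215),(316,225),(316,240),(316,250)]:
    print(p,w_depth(c,*p))
s=status.read_state();p=s["position"];R=s["tcp_rot"]
print(proj(c,[p,p-0.019*R[:,2]]))
c=cap("scene");save(c,"s3.png")
x=c["img"][100:200,230:330,::-1];cv2.imwrite("pics/s3c.png",cv2.resize(x,None,fx=6,fy=6))
E
```

```text
(311, 137) [[ 0.45383363 -0.4582004   0.00160674]]
(310, 193) [[ 0.43988521 -0.38105602  0.02089435]]
(309, 215) [[ 0.43495792 -0.34677086  0.01494662]]
(316, 225) [[ 0.42099185 -0.32867294  0.00071209]]
(316, 240) [[ 0.43798578 -0.42407515  0.30407512]]
(316, 250) [[ 0.43753183 -0.42199954  0.31184799]]
[[318.76166875 222.48254751]
 [318.94543021 232.42937762]]
```

View pics/s3c.png

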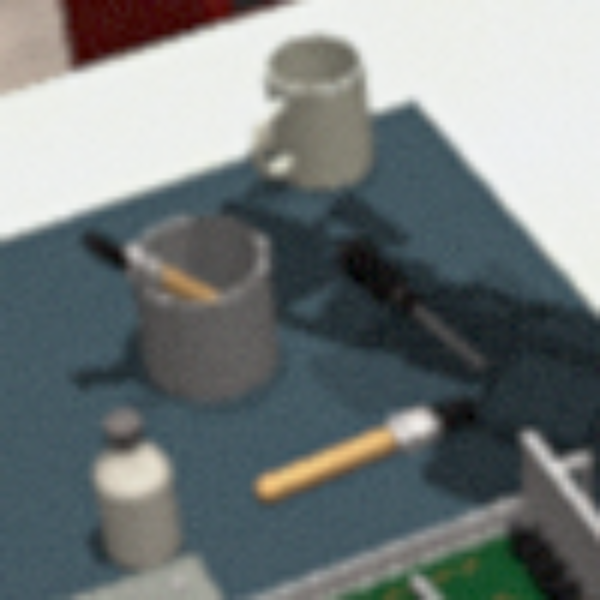

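```bash
python3 - <<'E'
import cv2
a=cv2.imread("pics/w2.png")[140:320,220:420];b=cv2.imread("pics/w3.png")[140:320,220:420]
import numpy as np
cv2.imwrite("pics/z.png",cv2.resize(np.hstack([a,b]),None,fx=2,fy=2,interpolation=cv2.INTER_CUBIC))
from plan import *
c=cap("wrist")
print(np.round(c["depth"][200:330:6,300:334:4],3))
E
```

```text
[[0.46  0.46  0.436 0.437 0.46  0.459 0.459 0.458 0.46 ]
 [0.463 0.463 0.449 0.461 0.463 0.464 0.46  0.463 0.462]
 [0.465 0.465 0.451 0.466 0.465 0.465 0.463 0.464 0.465]
 [0.467 0.466 0.453 0.467 0.469 0.467 0.468 0.468 0.467]
 [0.47  0.469 0.455 0.47  0.469 0.469 0.47  0.471 0.469]
 [0.092 0.166 0.169 0.169 0.169 0.17  0.169 0.165 0.166]
 [0.094 0.157 0.161 0.161 0.161 0.16  0.161 0.157 0.156]
 [0.083 0.148 0.152 0.152 0.153 0.152 0.153 0.149 0.084]
 [0.081 0.142 0.145 0.145 0.149 0.146 0.145 0.145 0.084]
 [0.08  0.085 0.084 0.084 0.084 0.084 0.083 0.086 0.082]
 [0.08  0.083 0.083 0.083 0.083 0.083 0.083 0.083 0.083]
 [0.079 0.082 0.081 0.081 0.083 0.082 0.082 0.083 0.082]
 [0.08  0.082 0.082 0.082 0.082 0.082 0.082 0.082 0.082]
 [0.08  0.084 0.083 0.084 0.082 0.082 0.083 0.084 0.082]
 [0.08  0.121 0.126 0.126 0.127 0.126 0.127 0.126 0.08 ]
 [0.081 0.121 0.128 0.126 0.128 0.126 0.127 0.126 0.082]
 [0.093 0.12  0.127 0.127 0.129 0.127 0.128 0.127 0.093]
 [0.093 0.119 0.128 0.128 0.13  0.129 0.128 0.129 0.076]
 [0.075 0.074 0.074 0.074 0.074 0.074 0.076 0.076 0.074]
 [0.072 0.072 0.072 0.073 0.071 0.072 0.071 0.072 0.073]
 [0.066 0.067 0.066 0.066 0.068 0.067 0.067 0.065 0.066]
 [0.066 0.065 0.065 0.065 0.065 0.064 0.064 0.065 0.064]]
```

View pics/z.png

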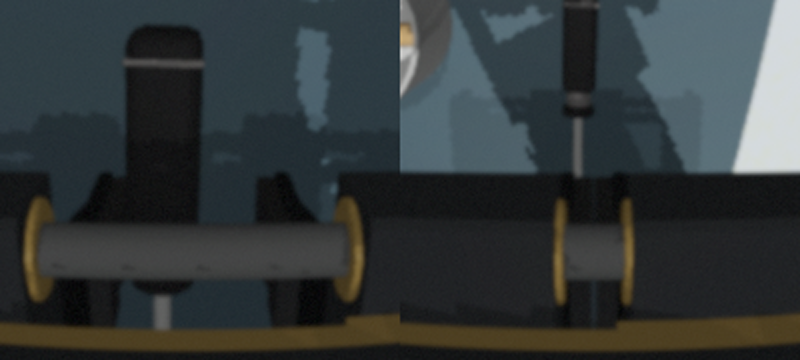

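```bash
python3 - <<'E'
from plan import *
s=st();p=s["position"];R=s["tcp_rot"]
c=cap("scene")
pts=[p-R[:,2]*d for d in (0,.019,.04,.06)]
uv=proj(c,pts);print(uv)
u0,v0=uv[0];x0,y0=int(u0)-40,max(int(v0)-60,0)
im=c["img"][y0:y0+90,x0:x0+90,::-1]
im=cv2.resize(im,None,fx=6,fy=6,interpolation=cv2.INTER_CUBIC)
for u,v in uv: cv2.circle(im,(int((u-x0+.5)*6),int((v-y0+.5)*6)),4,(0,0,255),1)
cv2.imwrite("pics/s4.png",im)
for dv in range(-20,8,2): print(round(v0+dv),np.round(w_depth(c,[u0-2,u0,u0+2],[v0+dv]*3),3).tolist())
E
```

```text
t 7.35 p [ 0.4334 -0.4139  0.2466] q [-54.36  24.7   81.88   0.    73.36 114.48] x [ 0.194 -0.981  0.001] z [ 0.001 -0.001 -1.   ] F [-0.   0.1 -0.1] open 0.009
[[291.9649278  101.9283615 ]
 [291.6894805   98.06451693]
 [291.37985814  93.72128072]
 [291.07979224  89.51209808]]
82 [[0.455, -0.371, 0.371], [0.446, -0.372, 0.368], [0.436, -0.375, 0.363]]
84 [[0.456, -0.369, 0.364], [0.448, -0.368, 0.362], [0.423, -0.405, 0.334]]
86 [[0.441, -0.406, 0.33], [0.432, -0.406, 0.327], [0.421, -0.41, 0.322]]
88 [[0.441, -0.406, 0.321], [0.43, -0.41, 0.315], [0.421, -0.412, 0.311]]
90 [[0.441, -0.408, 0.31], [0.434, -0.405, 0.31], [0.424, -0.406, 0.306]]
92 [[0.442, -0.407, 0.302], [0.434, -0.405, 0.3], [0.423, -0.409, 0.295]]
94 [[0.44, -0.413, 0.289], [0.435, -0.405, 0.291], [0.425, -0.406, 0.287]]
96 [[0.271, -0.8, -0.0], [0.261, -0.797, -0.002], [0.253, -0.789, 0.0]]
98 [[0.278, -0.786, -0.002], [0.27, -0.777, 0.0], [1.048, 0.968, 1.275]]
100 [[0.285, -0.771, -0.003], [0.276, -0.766, -0.003], [0.268, -0.757, -0.001]]
102 [[0.295, -0.751, -0.001], [0.286, -0.746, -0.0], [0.274, -0.746, -0.005]]
104 [[0.301, -0.738, -0.003], [0.294, -0.73, -0.001], [0.283, -0.727, -0.003]]
106 [[0.31, -0.72, -0.001], [0.305, -0.707, 0.005], [0.296, -0.702, 0.005]]
108 [[0.321, -0.698, 0.003], [0.31, -0.697, 0.0], [0.302, -0.689, 0.003]]
```

View pics/s4.png

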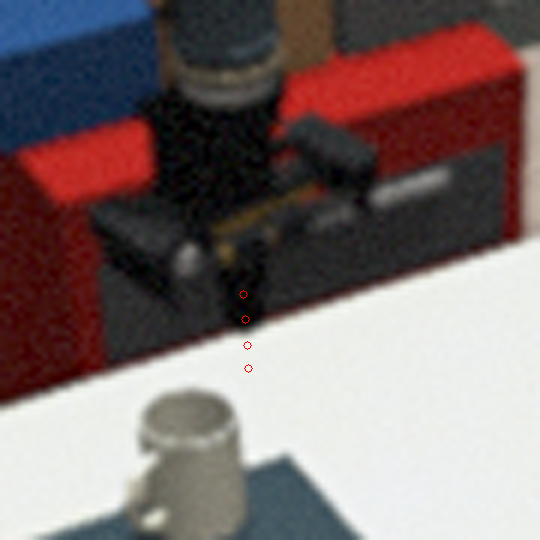

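Emit:
{"op": "send_rows", "data": {"moves": [[0, 0, 1, 0, 0, 0, -1], [0, 0, 1, 0, 0, 0, -1], [0, 0, 1, 0, 0, 0, -1], [0, 0, 1, 0, 0, 0, -1], [0, 0, 1, 0, 0, 0, -1], [0, 0, 1, 0, 0, 0, -1], [0, 0, 1, 0, 0, 0, -1], [0, 0, 1, 0, 0, 0, -1], [0, 0, 1, 0, 0, 0, -1], [0, 0, 0.9, 0, 0, 0, -1], [0, 0, 0.5, 0, 0, 0, -1], [0, 0, 0.4, 0, 0, 0, -1]]}}

```text
time_s: 8.9
position: [0.4331, -0.4136, -0.025]
tcp_rot: [[0.193, -0.981, -0.001], [-0.981, -0.193, 0.001], [-0.001, 0.001, -1.0]]
force: [-0.3, 0.5, 0.2]
opening: 1.0
```

```bash
python3 - <<'E'
from plan import *
st();c=cap("wrist");a=c["img"][120:320,160:480,::-1];cv2.imwrite("pics/w5.png",cv2.resize(a,None,fx=2,fy=2))
print(np.round(c["depth"][200:260:4,270:280:3],3).tolist())
E
```

```text
t 8.9 p [ 0.4331 -0.4136 -0.025 ] q [-54.37  45.46  93.7   -0.    40.92 114.48] x [ 0.193 -0.981 -0.001] z [-0.001  0.001 -1.   ] F [-0.3  0.5  0.2] open 1.0
[[0.17800000309944153, 0.1770000010728836, 0.15700000524520874, 0.15399999916553497], [0.17900000512599945, 0.1770000010728836, 0.15800000727176666, 0.1550000011920929], [0.17900000512599945, 0.1770000010728836, 0.15700000524520874, 0.1550000011920929], [0.17900000512599945, 0.17900000512599945, 0.15800000727176666, 0.15700000524520874], [0.18000000715255737, 0.1809999942779541, 0.1599999964237213, 0.1550000011920929], [0.18199999630451202, 0.17900000512599945, 0.1599999964237213, 0.1550000011920929], [0.1809999942779541, 0.1809999942779541, 0.1599999964237213, 0.15800000727176666], [0.18199999630451202, 0.18199999630451202, 0.16200000047683716, 0.15800000727176666], [0.18199999630451202, 0.18199999630451202, 0.16099999845027924, 0.1589999943971634], [0.18299999833106995, 0.18299999833106995, 0.16300000250339508, 0.15800000727176666], [0.1850000023841858, 0.18299999833106995, 0.164000004529953, 0.1599999964237213], [0.1850000023841858, 0.1850000023841858, 0.16300000250339508, 0.16099999845027924], [0.1850000023841858, 0.1850000023841858, 0.164000004529953, 0.1599999964237213], [0.08500000089406967, 0.08500000089406967, 0.0860000029206276, 0.08500000089406967], [0.08399999886751175, 0.08399999886751175, 0.08299999684095383, 0.08399999886751175]]
```

View pics/w5.png

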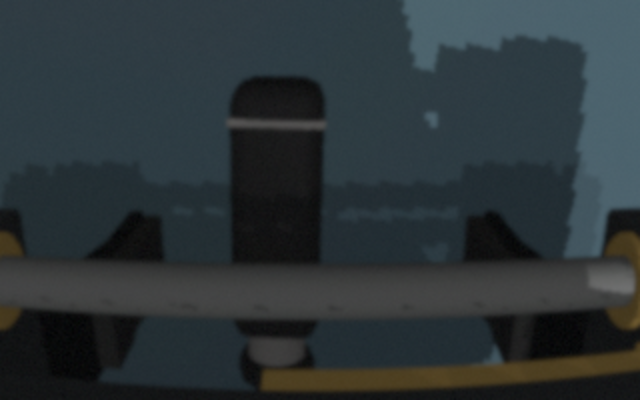

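Emit:
{"op": "send_rows", "data": {"moves": [[0, 0, 0.2, 0, 0, 0, -1], [0, 0, 0, 0, 0, 0, 1], [0, 0, 0, 0, 0, 0, 1], [0, 0, 0, 0, 0, 0, 1], [0, 0, 0, 0, 0, 0, 1], [0, 0, 0, 0, 0, 0, 1], [0, 0, 0, 0, 0, 0, 1], [0, 0, 0, 0, 0, 0, 1], [0, 0, 0, 0, 0, 0, 1]]}}

```text
time_s: 10.07
position: [0.4337, -0.4143, -0.0288]
tcp_rot: [[0.193, -0.981, 0.0], [-0.981, -0.193, -0.0], [0.0, -0.0, -1.0]]
force: [1.5, 0.1, 0.5]
opening: 0.274
```

Emit:
{"op": "send_rows", "data": {"moves": [[0, 0, -0.5, 0, 0, 0, 1], [0, 0, -1, 0, 0, 0, 1], [0, 0, -1, 0, 0, 0, 1], [0, 0, -1, 0, 0, 0, 1], [0, 0, -1, 0, 0, 0, 1], [0, 0, -1, 0, 0, 0, 1], [0, 0, -1, 0, 0, 0, 1], [0, 0, -1, 0, 0, 0, 1], [0, 0, -1, 0, 0, 0, 1], [0, 0, -1, 0, 0, 0, 1], [0, 0, -1, 0, 0, 0, 1]]}}

```text
time_s: 11.45
position: [0.4328, -0.4136, 0.2349]
tcp_rot: [[0.193, -0.981, -0.001], [-0.981, -0.193, 0.0], [-0.0, 0.0, -1.0]]
force: [-0.2, 0.6, -1.3]
opening: 0.273
```

```bash
python3 - <<'E'
from plan import *
from scipy.optimize import least_squares
s=st()
S=[([-74.571,30.278,82.155,0,67.690,-10.228],[.27041,-.56258,.18639]),([-53.27,30.37,86.96,0,62.71,115.32],[.4434,-.4087,.1597]),
([-54.36,42.36,93.18,0,44.47,114.48],[.4334,-.4141,.0086]),([-54.36,24.7,81.88,0,73.36,114.48],[.4334,-.4139,.2466]),([-54.37,45.46,93.7,0,40.92,114.48],[.4331,-.4136,-.025]),(s["joint_positions"],s["position"])]
for q,p in S:
    a=np.radians(q[0]);rad=p[0]*np.cos(a)+p[1]*np.sin(a);lat=-p[0]*np.sin(a)+p[1]*np.cos(a);print(np.round([rad,lat,p[2],q[1]+q[2]+q[4]],4))
def f(x):
    a1,d1,L2,L3,o3,Lt=x;out=[]
    for q,p in S:
        a=np.radians(q[0]);rad=p[0]*np.cos(a)+p[1]*np.sin(a);t2=np.radians(q[1]);t23=t2+np.radians(q[2])
        # link2 at angle t2 from vertical; forearm along t23
        r=a1+L2*np.sin(t2)+L3*np.sin(t23)+o3*np.cos(t23)
        z=d1+L2*np.cos(t2)+L3*np.cos(t23)-o3*np.sin(t23)-Lt
        out+= [r-rad,z-p[2]]
    return out
for x0 in ([0,.3,.4,.4,0,.2],[.1,.4,.3,.3,.05,.2]):
    g=least_squares(f,x0,max_nfev=5000);print(np.round(g.x,4),np.abs(g.fun).max())
E
```

```text
t 11.45 p [ 0.4328 -0.4136  0.2349] q [-5.4370e+01  2.5330e+01  8.2760e+01 -2.0000e-02  7.1930e+01  1.1448e+02] x [ 0.193 -0.981 -0.   ] z [-0.001  0.    -1.   ] F [-0.2  0.6 -1.3] open 0.273
[6.14200e-01 1.11000e-01 1.86400e-01 1.80123e+02]
[5.9270e-01 1.1090e-01 1.5970e-01 1.8004e+02]
[5.8910e-01 1.1090e-01 8.6000e-03 1.8001e+02]
[5.8890e-01 1.1100e-01 2.4660e-01 1.7994e+02]
[ 5.8850e-01  1.1110e-01 -2.5000e-02  1.8008e+02]
[5.883000e-01 1.109000e-01 2.349000e-01 1.800273e+02]
[0.0024 1.6113 0.5766 0.3921 0.1073 1.6738] 0.00045329689555240193
[0.0024 0.6295 0.5766 0.3921 0.1073 0.692 ] 0.0004532970812948234
```

```bash
python3 - <<'E'
from plan import *
plan([0.46,0.25,0.32],down(60),1,n=28)
E
```

```text
28 rows, end err mm [0.  0.1 0. ]
[[-0.92,-0.22,-0.12,0.0,0.0,-0.5,1.0],[-0.9,-0.3,-0.12,0.0,0.0,-0.49,1.0],[-0.87,-0.38,-0.12,0.0,0.0,-0.5,1.0],[-0.84,-0.45,-0.13,0.0,0.0,-0.49,1.0],[-0.79,-0.52,-0.12,0.0,0.0,-0.5,1.0],[-0.74,-0.59,-0.12,0.0,0.0,-0.5,1.0],[-0.7,-0.65,-0.12,0.0,0.0,-0.49,1.0],[-0.63,-0.71,-0.12,0.0,0.0,-0.5,1.0],[-0.57,-0.76,-0.12,0.0,0.0,-0.49,1.0],[-0.5,-0.8,-0.12,0.0,0.0,-0.5,1.0],[-0.43,-0.85,-0.13,0.0,0.0,-0.49,1.0],[-0.35,-0.88,-0.12,0.0,0.0,-0.5,1.0]]
[[-0.28,-0.91,-0.12,0.0,0.0,-0.5,1.0],[-0.2,-0.92,-0.12,0.0,0.0,-0.49,1.0],[-0.12,-0.94,-0.12,0.0,0.0,-0.5,1.0],[-0.03,-0.95,-0.12,0.0,0.0,-0.49,1.0],[0.05,-0.95,-0.12,0.0,0.0,-0.5,1.0],[0.13,-0.94,-0.13,0.0,0.0,-0.5,1.0],[0.21,-0.93,-0.12,0.0,0.0,-0.49,1.0],[0.28,-0.9,-0.12,0.0,0.0,-0.5,1.0],[0.37,-0.88,-0.12,0.0,0.0,-0.49,1.0],[0.44,-0.84,-0.12,0.0,0.0,-0.5,1.0],[0.51,-0.8,-0.12,0.0,0.0,-0.5,1.0],[0.58,-0.75,-0.12,0.0,0.0,-0.49,1.0]]
[[0.64,-0.7,-0.12,0.0,0.0,-0.5,1.0],[0.7,-0.64,-0.13,0.0,0.0,-0.49,1.0],[0.75,-0.58,-0.12,0.0,0.0,-0.5,1.0],[0.8,-0.51,-0.12,0.0,0.0,-0.49,1.0]]
```

Emit:
{"op": "send_rows", "data": {"moves": [[-0.92, -0.22, -0.12, 0, 0, -0.5, 1], [-0.9, -0.3, -0.12, 0, 0, -0.5, 1], [-0.87, -0.38, -0.12, 0, 0, -0.5, 1], [-0.84, -0.45, -0.12, 0, 0, -0.5, 1], [-0.79, -0.52, -0.12, 0, 0, -0.5, 1], [-0.74, -0.59, -0.12, 0, 0, -0.5, 1], [-0.7, -0.65, -0.12, 0, 0, -0.5, 1], [-0.63, -0.71, -0.12, 0, 0, -0.5, 1], [-0.57, -0.76, -0.12, 0, 0, -0.5, 1], [-0.5, -0.8, -0.12, 0, 0, -0.5, 1], [-0.43, -0.85, -0.12, 0, 0, -0.5, 1], [-0.35, -0.88, -0.12, 0, 0, -0.5, 1]]}}

```text
time_s: 12.95
position: [0.4433, -0.1286, 0.2701]
tcp_rot: [[0.947, -0.32, -0.0], [-0.32, -0.947, -0.0], [-0.0, 0.0, -1.0]]
force: [0.7, -0.0, -1.3]
opening: 0.276
```

Emit:
{"op": "send_rows", "data": {"moves": [[-0.28, -0.91, -0.12, 0, 0, -0.5, 1], [-0.2, -0.92, -0.12, 0, 0, -0.5, 1], [-0.12, -0.94, -0.12, 0, 0, -0.5, 1], [-0.03, -0.95, -0.12, 0, 0, -0.5, 1], [0.05, -0.95, -0.12, 0, 0, -0.5, 1], [0.13, -0.94, -0.12, 0, 0, -0.5, 1], [0.21, -0.93, -0.12, 0, 0, -0.5, 1], [0.28, -0.9, -0.12, 0, 0, -0.5, 1], [0.37, -0.88, -0.12, 0, 0, -0.5, 1], [0.44, -0.84, -0.12, 0, 0, -0.5, 1], [0.51, -0.8, -0.12, 0, 0, -0.5, 1], [0.58, -0.75, -0.12, 0, 0, -0.5, 1]]}}

```text
time_s: 14.45
position: [0.4512, 0.1555, 0.3061]
tcp_rot: [[0.751, 0.66, -0.0], [0.66, -0.751, -0.0], [-0.0, 0.0, -1.0]]
force: [0.3, 0.2, -0.9]
opening: 0.269
```

Emit:
{"op": "send_rows", "data": {"moves": [[0.64, -0.7, -0.12, 0, 0, -0.5, 1], [0.7, -0.64, -0.12, 0, 0, -0.5, 1], [0.75, -0.58, -0.12, 0, 0, -0.5, 1], [0.8, -0.51, -0.12, 0, 0, -0.5, 1], [0, 0, 0, 0, 1, 0, 1], [0, 0, 0, 0, 1, 0, 1], [0, 0, 0, 0, 1, 0, 1]]}}

```text
time_s: 15.32
position: [0.4535, 0.25, 0.3187]
tcp_rot: [[0.414, 0.877, 0.245], [0.757, -0.481, 0.441], [0.505, 0.003, -0.863]]
force: [-0.6, 1.4, -1.1]
opening: 0.27
```

```bash
python3 - <<'E'
from plan import *
st();c=cap("wrist");save(c,"w6.png")
E
```

```text
t 15.32 p [0.4535 0.25   0.3187] q [ -1.75   4.16 107.01  31.87  58.15  12.38] x [0.414 0.757 0.505] z [ 0.245  0.441 -0.863] F [-0.6  1.4 -1.1] open 0.27
```

View pics/w6.png

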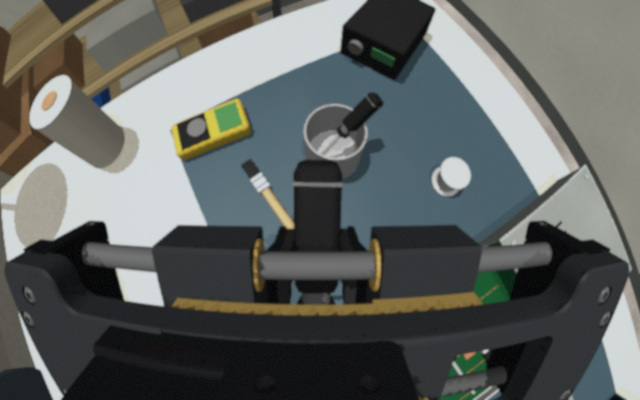

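```bash
cat > kin.py <<'E'
import numpy as np
from scipy.spatial.transform import Rotation as Ro
def rz(a):return Ro.from_euler('z',a,degrees=True).as_matrix()
def ry(a):return Ro.from_euler('y',a,degrees=True).as_matrix()
S4=1;
def Rfk(q,s4=1,s6=1,c6=0):
    return rz(q[0])@ry(q[1]+q[2])@rz(s4*q[3])@ry(q[4])@rz(s6*q[5]+c6)
E
python3 - <<'E'
from plan import *; from kin import *
s=status.read_state();q=s["joint_positions"]
for s4 in(1,-1):
  for s6 in (1,-1):
    for c6 in (0,90,180,-90): 
        e=np.degrees(np.arccos(np.clip((np.trace(Rfk(q,s4,s6,c6).T@s["tcp_rot"])-1)/2,-1,1)));print(s4,s6,c6,round(e,1))
E
```

```text
1 1 0 90.0
1 1 90 0.0
1 1 180 90.0
1 1 -90 180.0
1 -1 0 114.0
1 -1 90 24.0
1 -1 180 66.0
1 -1 -90 156.0
-1 1 0 132.7
-1 1 90 64.1
-1 1 180 74.2
-1 1 -90 147.4
-1 -1 0 153.8
-1 -1 90 79.1
-1 -1 180 60.6
-1 -1 -90 126.5
```

Emit:
{"op": "send_rows", "data": {"moves": [[0, 0, 0, 0, 1, 0, 1], [0, 0, 0, 0, 1, 0, 1]]}}

```text
time_s: 15.62
position: [0.4519, 0.2512, 0.3172]
tcp_rot: [[0.322, 0.88, 0.35], [0.589, -0.475, 0.653], [0.741, -0.004, -0.672]]
force: [-1.1, -0.4, -1.9]
opening: 0.274
```

```bash
python3 - <<'E'
from plan import *; st()
E
```

```text
t 15.62 p [0.4519 0.2512 0.3172] q [-14.49   5.29 118.73  57.51  58.61 -19.05] x [0.322 0.589 0.741] z [ 0.35   0.653 -0.672] F [-1.1 -0.4 -1.9] open 0.274
```

Emit:
{"op": "send_rows", "data": {"moves": [[0, 0, 0, 0, 1, 0, 1], [0, 0, 0, 0, 0.5, 0, 1]]}}

```text
time_s: 15.88
position: [0.4507, 0.2516, 0.315]
tcp_rot: [[0.236, 0.881, 0.409], [0.419, -0.472, 0.776], [0.877, -0.012, -0.481]]
force: [-1.3, 0.5, -1.3]
opening: 0.277
```

```bash
cat >> kin.py <<'E'
def fk(q,x):
    a1,d1,L2,L3,o3,Lt,lat=x
    A=rz(q[0]);B=A@ry(q[1]);C=B@ry(q[2])
    R=Rfk(q,1,1,90)
    return A@[a1,lat,d1]+B@[0,0,L2]+C@[o3,0,L3]+R@[0,0,Lt],R
E
python3 - <<'E'
from plan import *; from kin import *
from scipy.optimize import least_squares
s=st()
S=[([-74.571,30.278,82.155,0,67.690,-10.228],[.27041,-.56258,.18639]),([-53.27,30.37,86.96,0,62.71,115.32],[.4434,-.4087,.1597]),
([-54.36,42.36,93.18,0,44.47,114.48],[.4334,-.4141,.0086]),([-54.36,24.7,81.88,0,73.36,114.48],[.4334,-.4139,.2466]),([-54.37,45.46,93.7,0,40.92,114.48],[.4331,-.4136,-.025]),
([ -1.75,4.16,107.01,31.87,58.15,12.38],[0.4535,0.25,0.3187]),(s["joint_positions"],s["position"])]
for x0 in ([0,.3,.4,.4,0,.2,.11],[.1,.4,.3,.3,.05,.3,.11]):
    g=least_squares(lambda x:np.concatenate([fk(q,x)[0]-p for q,p in S]),x0,max_nfev=5000);print(np.round(g.x,4),np.abs(g.fun).max())
    print(np.round(g.fun.reshape(-1,3)*1000,1))
E
```

```text
t 15.88 p [0.4507 0.2516 0.315 ] q [-23.19  11.87 127.24  73.35  65.81 -43.57] x [0.236 0.419 0.877] z [ 0.409  0.776 -0.481] F [-1.3  0.5 -1.3] open 0.277
[1.000e-04 2.742e-01 5.880e-01 3.917e-01 1.141e-01 3.406e-01 1.110e-01] 8.342164153474219e-05
[[ 0.  -0.   0. ]
 [-0.   0.1 -0. ]
 [ 0.   0.  -0. ]
 [-0.  -0.1  0. ]
 [-0.1 -0.1  0. ]
 [-0.   0.   0. ]
 [ 0.  -0.   0. ]]
[1.000e-04 2.742e-01 5.880e-01 3.917e-01 1.141e-01 3.406e-01 1.110e-01] 8.342092825130987e-05
[[ 0.  -0.   0. ]
 [-0.   0.1 -0. ]
 [ 0.   0.  -0. ]
 [-0.  -0.1  0. ]
 [-0.1 -0.1  0. ]
 [-0.   0.   0. ]
 [ 0.  -0.   0. ]]
```

```bash
cat >> kin.py <<'E'
from scipy.optimize import least_squares
X=np.array([0,.2742,.588,.3917,.1141,.3406,.111])
LO=np.array([-176.69,-43.24,12.49,-82,0,-163.58]);HI=np.array([176.69,126.21,139.97,262,151.66,163.58])
def ik(p,R,seed):
    def f(q):
        pp,RR=fk(q,X);return np.concatenate([(pp-p)*5,Ro.from_matrix(RR.T@R).as_rotvec()])
    g=least_squares(f,seed,x_scale=30)
    q=g.x;return q,np.abs(g.fun).max(),np.minimum(q-LO,HI-q).min()
def hand(psi,th):
    """hand th deg up from straight down, pointing to azimuth psi, tool x up"""
    a,t=np.radians([psi,th]);h=np.array([np.cos(a),np.sin(a),0]);u=np.array([0,0,1.])
    z=h*np.sin(t)-u*np.cos(t);x=h*np.cos(t)+u*np.sin(t)
    return np.stack([x,np.cross(z,x),z],1)
E
python3 - <<'E'
from plan import *; from kin import *
np.set_printoptions(suppress=True,precision=1)
q0=status.read_state()["joint_positions"]
for psi in (20,40,60,80,100):
  for th in (60,75,90):
    R=hand(psi,th)
    for z in (.145,.25):
      p=np.array([.555,.38,z])+.041*R[:,2]
      q,e,m=ik(p,R,q0);print(psi,th,z,q,"err%.4f"%e,"margin%.1f"%m)
E
```

```text
20 60 0.145 [ 28.   43.2 119.3 190.2  42.7 -93.5] err0.0000 margin20.7
20 60 0.25 [  28.    29.1  116.7  195.7   26.5 -100.1] err0.0000 margin23.2
20 75 0.145 [ 28.6  54.  122.9 188.8  71.9 -90.5] err0.0000 margin17.1
20 75 0.25 [ 28.6  38.4 122.8 190.   56.5 -93.3] err0.0000 margin17.1
20 90 0.145 [ 28.9  65.3 121.7 188.9  96.9 -88.9] err0.0000 margin18.3
20 90 0.25 [ 28.9  50.2 124.6 188.9  84.9 -90.8] err0.0000 margin15.4
40 60 0.145 [ 15.4  43.2 120.9 149.8  45.9 -80.9] err0.0000 margin19.1
40 60 0.25 [ 15.4  28.6 118.3 137.   31.9 -64.5] err0.0000 margin21.7
40 75 0.145 [ 13.5  54.5 124.8 153.4  74.4 -89.7] err0.0000 margin15.2
40 75 0.25 [ 13.5  38.3 124.8 150.1  60.1 -81.4] err0.0000 margin15.2
40 90 0.145 [ 12.7  66.2 123.6 152.4  98.7 -94.5] err0.0000 margin16.4
40 90 0.25 [ 12.7  50.7 126.7 152.7  87.7 -88.8] err0.0000 margin13.3
60 60 0.145 [  5.9  43.4 115.5 112.7  49.5 -67.4] err0.0000 margin24.5
60 60 0.25 [  5.9  30.3 113.   98.8  45.2 -47. ] err0.0000 margin26.9
60 75 0.145 [  2.5  53.2 118.3 120.3  70.6 -82.4] err0.0000 margin21.6
60 75 0.25 [  2.5  38.8 118.3 114.9 
[... 326 characters left out ...]
5 [ -1.8  52.9 106.3  92.2  73.1 -68.4] err0.0000 margin33.7
80 75 0.25 [ -1.8  40.9 106.3  88.5  73.  -55.9] err0.0000 margin33.7
80 90 0.145 [ -3.   61.8 104.8  96.8  88.4 -76.7] err0.0000 margin35.1
80 90 0.25 [ -3.   49.6 107.1  96.5  87.2 -66.9] err0.0000 margin32.9
100 60 0.145 [  1.3  48.   91.8  63.7  72.7 -48.1] err0.0000 margin48.2
100 60 0.25 [  1.3  38.7  89.9  61.1  77.9 -37.8] err0.0000 margin50.1
100 75 0.145 [ -1.5  54.9  91.5  72.2  83.7 -57. ] err0.0000 margin48.4
100 75 0.25 [ -1.5  45.   91.5  71.4  86.9 -47.5] err0.0000 margin48.5
100 90 0.145 [ -2.5  62.6  89.7  78.9  95.8 -62.9] err0.0000 margin50.2
100 90 0.25 [ -2.5  52.3  91.8  79.9  97.3 -54.7] err0.0000 margin48.2
```

```bash
python3 - <<'E'
from plan import *; from kin import *
R=hand(70,78);a=plan(np.array([.553,.378,.262])+.041*R[:,2],R,1)
plan(np.array([.553,.378,.150])+.041*R[:,2],R,1,start=a,n=7)
E
```

```text
9 rows, end err mm [-0.1  0.1  0.1]
[[0.19,0.11,0.91,0.08,0.19,-0.04,1.0],[0.15,0.13,0.91,0.09,0.18,-0.04,1.0],[0.13,0.14,0.91,0.08,0.19,-0.04,1.0],[0.1,0.16,0.92,0.08,0.18,-0.04,1.0],[0.06,0.17,0.92,0.08,0.19,-0.03,1.0],[0.04,0.18,0.91,0.09,0.18,-0.04,1.0],[0.0,0.2,0.91,0.08,0.19,-0.04,1.0],[-0.03,0.21,0.91,0.08,0.18,-0.04,1.0],[-0.05,0.22,0.91,0.09,0.19,-0.04,1.0]]
7 rows, end err mm [-0.1  0.1 -0.1]
[[-0.63,0.0,0.13,0.0,0.0,0.0,1.0],[-0.62,0.0,0.14,0.0,0.0,0.0,1.0],[-0.63,0.0,0.13,0.0,0.0,0.0,1.0],[-0.63,0.0,0.13,0.0,0.0,0.0,1.0],[-0.62,0.0,0.13,0.0,0.0,0.0,1.0],[-0.63,0.0,0.14,0.0,0.0,0.0,1.0],[-0.63,0.0,0.13,0.0,0.0,0.0,1.0]]
```

Emit:
{"op": "send_rows", "data": {"moves": [[0.19, 0.11, 0.91, 0.08, 0.19, -0.04, 1], [0.15, 0.13, 0.91, 0.09, 0.18, -0.04, 1], [0.13, 0.14, 0.91, 0.08, 0.19, -0.04, 1], [0.1, 0.16, 0.92, 0.08, 0.18, -0.04, 1], [0.06, 0.17, 0.92, 0.08, 0.19, -0.03, 1], [0.04, 0.18, 0.91, 0.09, 0.18, -0.04, 1], [0, 0.2, 0.91, 0.08, 0.19, -0.04, 1], [-0.03, 0.21, 0.91, 0.08, 0.18, -0.04, 1], [-0.05, 0.22, 0.91, 0.09, 0.19, -0.04, 1], [0, 0, 0, 0, 0, 0, 1], [0, 0, 0, 0, 0, 0, 1]]}}

```text
time_s: 17.25
position: [0.5665, 0.4162, 0.2535]
tcp_rot: [[0.071, 0.941, 0.332], [0.197, -0.34, 0.92], [0.978, 0.0, -0.21]]
force: [0.1, 0.9, -0.1]
opening: 0.277
```

```bash
python3 - <<'E'
from plan import *; from kin import *
s=st();print("obj",s["position"]-.041*s["tcp_rot"][:,2])
c=cap("wrist");save(c,"w7.png")
c=cap("scene");x=c["img"][200:330,290:450,::-1];cv2.imwrite("pics/s7.png",cv2.resize(x,None,fx=4.5,fy=4.5))
E
```

```text
t 17.25 p [0.5665 0.4162 0.2535] q [ -1.02  39.81 113.36 101.43  70.77 -63.11] x [0.071 0.197 0.978] z [ 0.332  0.92  -0.21 ] F [ 0.1  0.9 -0.1] open 0.277
obj [0.55287239 0.3785158  0.26205941]
```

View pics/w7.png

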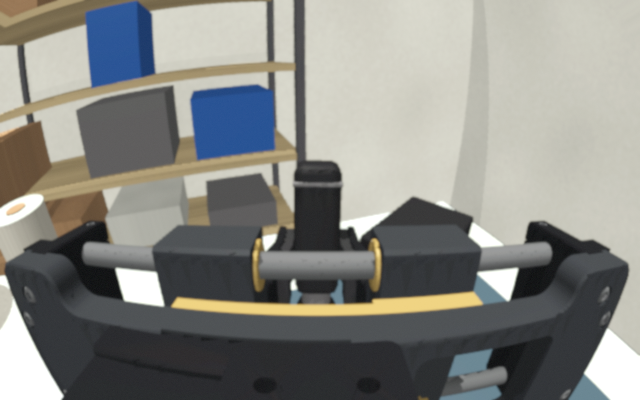

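View pics/s7.png

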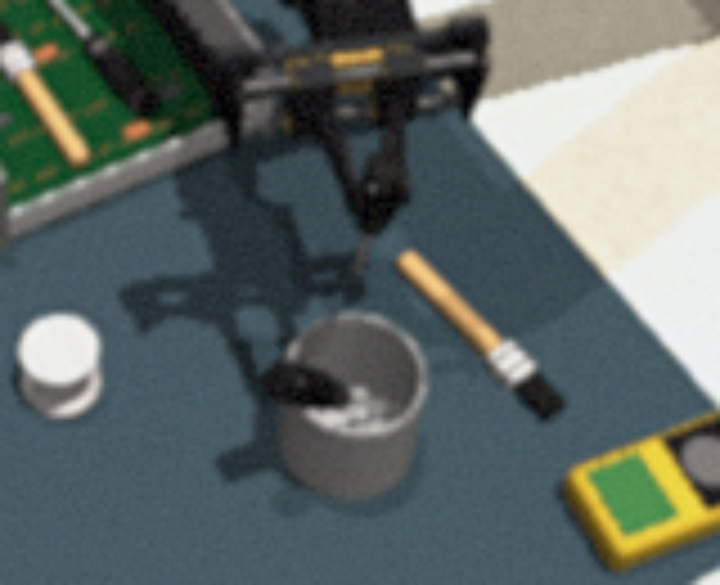

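```bash
cat >> h.py <<'E'
def pots(cams=("top","scene"),hand_clear=True):
    out=[]
    for cam in cams:
        c=cap(cam)
        for m in models.masks_of(cam,"pot_a"):
            if m["confidence"]<.4: continue
            P=mask_pts(c,m);Q=P[(P[:,2]>.089)&(P[:,2]<.1)]
            if len(Q)<10: continue
            A=np.c_[2*Q[:,:2],np.ones(len(Q))];b=(Q[:,:2]**2).sum(1)
            s=np.linalg.lstsq(A,b,rcond=None)[0];r=np.sqrt(s[2]+s[0]**2+s[1]**2)
            # fixed radius fit
            from scipy.optimize import least_squares
            g=least_squares(lambda x:np.hypot(*(Q[:,:2]-x).T)-.0485,s[:2],loss="soft_l1",f_scale=.002)
            print(cam,"pot",np.round(g.x,4),"free r",np.round(r,4),len(Q),m["confidence"])
E
python3 - <<'E'
from h import *
pots()
E
```

```text
top pot [0.5712 0.4014] free r 0.0483 31 0.79
top pot [ 0.5881 -0.4094] free r 0.0483 90 0.71
scene pot [0.5747 0.4036] free r 0.0479 101 0.77
scene pot [ 0.591  -0.4078] free r 0.0477 49 0.58
```

```bash
python3 - <<'E'
from plan import *; from kin import *
R=hand(70,78);a=plan(np.array([.557,.404,.262])+.041*R[:,2],R,1,n=2)
plan(np.array([.557,.404,.146])+.041*R[:,2],R,1,start=a,n=8)
E
```

```text
2 rows, end err mm [0.  0.  0.1]
[[0.1,-0.11,0.5,0.0,0.0,0.0,1.0],[0.11,-0.11,0.51,0.0,0.01,0.0,1.0]]
8 rows, end err mm [ 0.1 -0.1  0.1]
[[-0.57,0.0,0.12,0.0,0.0,0.0,1.0],[-0.57,0.0,0.12,0.0,0.0,0.0,1.0],[-0.56,0.0,0.12,0.0,0.0,0.0,1.0],[-0.57,0.0,0.12,0.0,0.0,0.0,1.0],[-0.57,0.0,0.12,0.0,0.0,0.0,1.0],[-0.57,0.0,0.12,0.0,0.0,0.0,1.0],[-0.56,0.0,0.12,0.0,0.0,0.0,1.0],[-0.57,0.0,0.12,0.0,0.0,0.0,1.0]]
```

Emit:
{"op": "send_rows", "data": {"moves": [[0.1, -0.11, 0.5, 0, 0, 0, 1], [0.1, -0.11, 0.5, 0, 0, 0, 1], [-0.57, 0, 0.12, 0, 0, 0, 1], [-0.57, 0, 0.12, 0, 0, 0, 1], [-0.57, 0, 0.12, 0, 0, 0, 1], [-0.57, 0, 0.12, 0, 0, 0, 1], [-0.57, 0, 0.12, 0, 0, 0, 1]]}}

```text
time_s: 18.42
position: [0.5708, 0.4413, 0.1786]
tcp_rot: [[0.072, 0.94, 0.334], [0.197, -0.342, 0.919], [0.978, -0.0, -0.21]]
force: [0.7, 0.1, -1.2]
opening: 0.275
```

```bash
python3 - <<'E'
from plan import *; from kin import *
s=st();print("obj",s["position"]-.041*s["tcp_rot"][:,2])
c=cap("scene");x=c["img"][200:330,290:450,::-1];cv2.imwrite("pics/s8.png",cv2.resize(x,None,fx=4.5,fy=4.5))
E
```

```text
t 18.43 p [0.5708 0.4413 0.1786] q [  2.15  49.29 112.26 107.35  71.62 -71.99] x [0.072 0.197 0.978] z [ 0.334  0.919 -0.21 ] F [ 0.7  0.1 -1.2] open 0.275
obj [0.55706967 0.40359819 0.18722034]
```

View pics/s8.png

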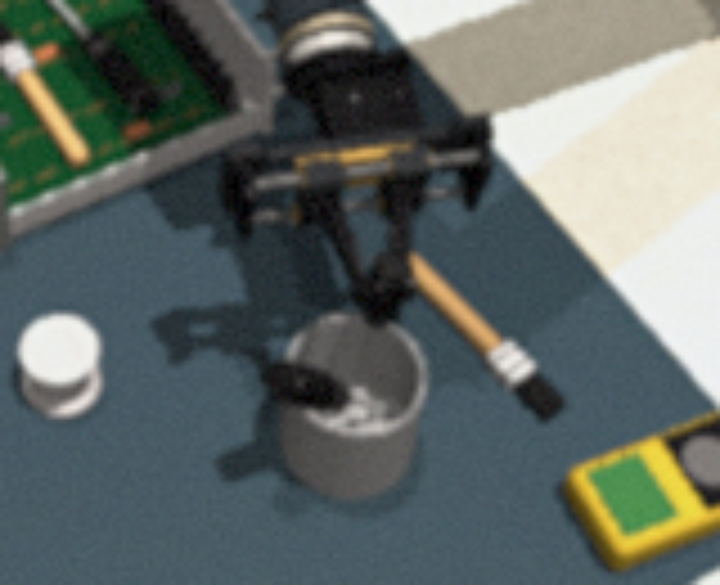

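Emit:
{"op": "send_rows", "data": {"moves": [[-0.57, 0, 0.12, 0, 0, 0, 1], [-0.57, 0, 0.12, 0, 0, 0, 1], [-0.57, 0, 0.12, 0, 0, 0, 1], [0, 0, 0, 0, 0, 0, 1]]}}

```text
time_s: 18.98
position: [0.5703, 0.4414, 0.1348]
tcp_rot: [[0.073, 0.94, 0.333], [0.197, -0.341, 0.919], [0.978, -0.002, -0.21]]
force: [-0.2, -0.2, 0.0]
opening: 0.275
```

```bash
python3 - <<'E'
from plan import *; from kin import *
s=st();print("obj",s["position"]-.041*s["tcp_rot"][:,2])
c=cap("top");x=c["img"][140:260,130:290,::-1];cv2.imwrite("pics/s9.png",cv2.resize(x,None,fx=4.5,fy=4.5))
E
```

```text
t 18.98 p [0.5703 0.4414 0.1348] q [  2.15  54.7  111.67 108.76  73.09 -76.71] x [0.073 0.197 0.978] z [ 0.333  0.919 -0.21 ] F [-0.2 -0.2  0. ] open 0.275
obj [0.55668171 0.40368554 0.14342538]
```

View pics/s9.png

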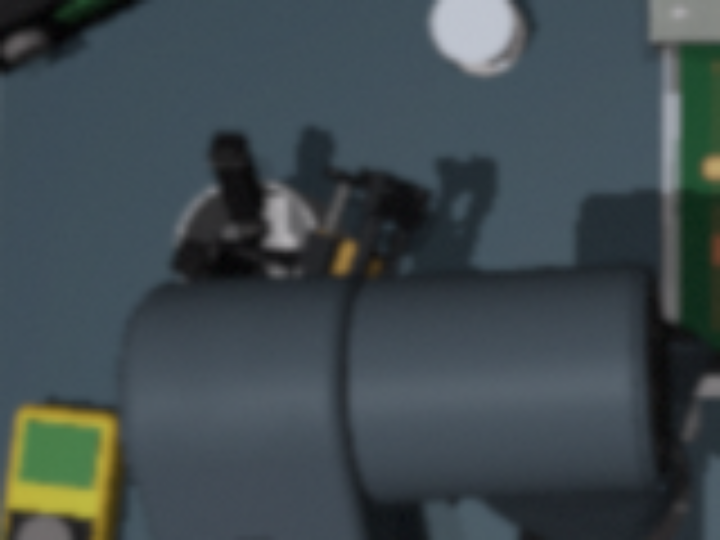

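Emit:
{"op": "send_rows", "data": {"moves": [[0, 0, 0, 0, 0, 0, 0.1], [0, 0, 0, 0, 0, 0, 0.1], [0, 0, 0, 0, 0, 0, 0.1], [0, 0, 0, 0, 0, 0, 0.1], [0, 0, -0.3, 0, 0, 0, 0.1], [0, 0, -0.6, 0, 0, 0, 0.1], [0, 0, -1, 0, 0, 0, 0.1], [0, 0, -1, 0, 0, 0, 0.1], [0, 0, -1, 0, 0, 0, -0.4], [0.5, 0, -1, 0, 0, 0, -1], [1, 0, 0, 0, 0, 0, -1], [1, 0, 0, 0, 0, 0, -1]]}}

```text
time_s: 20.52
position: [0.5343, 0.3397, 0.2237]
tcp_rot: [[0.073, 0.939, 0.336], [0.196, -0.343, 0.918], [0.978, -0.001, -0.209]]
force: [0.1, -0.6, -0.4]
opening: 0.818
```

```bash
python3 - <<'E'
from plan import *; from kin import *
s=st()
c=cap("scene");x=c["img"][200:330,290:450,::-1];cv2.imwrite("pics/s10.png",cv2.resize(x,None,fx=4.5,fy=4.5))
E
```

```text
t 20.52 p [0.5343 0.3397 0.2237] q [-11.64  43.17 120.08  94.55  76.01 -72.85] x [0.073 0.196 0.978] z [ 0.336  0.918 -0.209] F [ 0.1 -0.6 -0.4] open 0.818
```

View pics/s10.png

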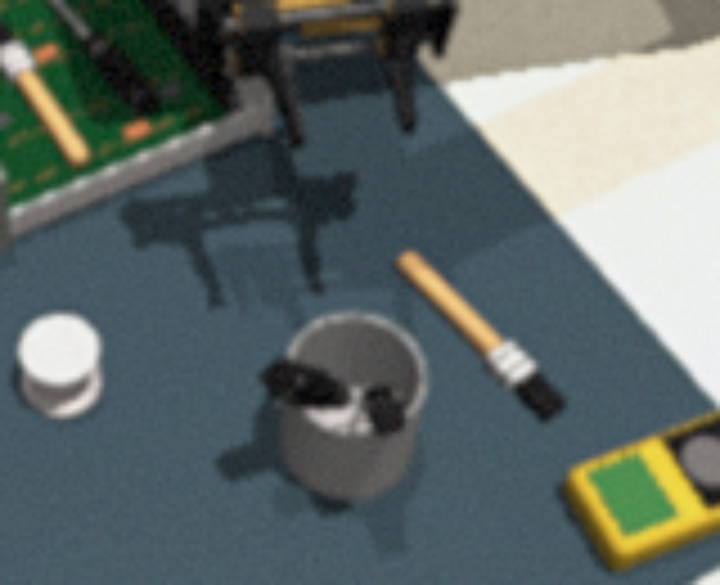

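```bash
python3 - <<'E'
from plan import *; from kin import *
R=down(96);print(ik(np.array([.56,.0,.22]),R,[-3,30,85,0,65,0]))
a=plan(np.array([.535,.26,.27]),hand(83,39),-1)
plan(np.array([.56,.01,.22]),R,-1,start=a)
E
```

```text
(array([-1.14325532e+01,  2.30438674e+01,  8.93426184e+01, -1.49335760e-11,
        6.76135142e+01, -1.74325532e+01]), np.float64(7.952161841955567e-08), np.float64(50.62738163000989))
5 rows, end err mm [0.1 0.1 0. ]
[[0.21,0.23,-0.66,0.23,-0.78,-0.14,-1.0],[0.11,0.2,-0.69,0.23,-0.78,-0.13,-1.0],[0.01,0.18,-0.71,0.22,-0.78,-0.14,-1.0],[-0.08,0.15,-0.71,0.23,-0.78,-0.13,-1.0],[-0.19,0.12,-0.7,0.23,-0.77,-0.14,-1.0]]
11 rows, end err mm [ 0.  -0.1 -0. ]
[[-0.81,0.2,-0.42,0.04,-0.35,-0.11,-1.0],[-0.83,0.18,-0.37,0.04,-0.36,-0.12,-1.0],[-0.86,0.16,-0.32,0.04,-0.35,-0.11,-1.0],[-0.88,0.15,-0.27,0.04,-0.35,-0.11,-1.0],[-0.9,0.12,-0.21,0.04,-0.36,-0.12,-1.0],[-0.91,0.11,-0.16,0.04,-0.35,-0.11,-1.0],[-0.93,0.08,-0.1,0.04,-0.35,-0.11,-1.0],[-0.92,0.07,-0.05,0.04,-0.36,-0.12,-1.0],[-0.93,0.05,0.02,0.04,-0.35,-0.11,-1.0],[-0.93,0.03,0.06,0.04,-0.35,-0.11,-1.0],[-0.93,0.01,0.13,0.04,-0.36,-0.12,-1.0]]
```

Emit:
{"op": "send_rows", "data": {"moves": [[0.21, 0.23, -0.66, 0.23, -0.78, -0.14, -1], [0.11, 0.2, -0.69, 0.23, -0.78, -0.13, -1], [0.01, 0.18, -0.71, 0.22, -0.78, -0.14, -1], [-0.08, 0.15, -0.71, 0.23, -0.78, -0.13, -1], [-0.19, 0.12, -0.7, 0.23, -0.77, -0.14, -1]]}}

```text
time_s: 21.2
position: [0.5345, 0.2585, 0.2663]
tcp_rot: [[0.097, 0.993, 0.072], [0.776, -0.121, 0.619], [0.623, -0.004, -0.782]]
force: [0.7, 0.4, 0.3]
opening: 0.996
```

Emit:
{"op": "send_rows", "data": {"moves": [[-0.81, 0.2, -0.42, 0.04, -0.35, -0.11, -1], [-0.83, 0.18, -0.37, 0.04, -0.36, -0.12, -1], [-0.86, 0.16, -0.32, 0.04, -0.35, -0.11, -1], [-0.88, 0.15, -0.27, 0.04, -0.35, -0.11, -1], [-0.9, 0.12, -0.21, 0.04, -0.36, -0.12, -1], [-0.91, 0.11, -0.16, 0.04, -0.35, -0.11, -1], [-0.93, 0.08, -0.1, 0.04, -0.35, -0.11, -1], [-0.92, 0.07, -0.05, 0.04, -0.36, -0.12, -1], [-0.93, 0.05, 0.02, 0.04, -0.35, -0.11, -1], [-0.93, 0.03, 0.06, 0.04, -0.35, -0.11, -1], [-0.93, 0.01, 0.13, 0.04, -0.36, -0.12, -1], [0, 0, 0, 0, 0, 0, -1]]}}

```text
time_s: 22.7
position: [0.5588, 0.0096, 0.2155]
tcp_rot: [[-0.105, 0.994, -0.007], [0.995, 0.105, -0.002], [-0.002, -0.007, -1.0]]
force: [-0.9, 0.7, 0.1]
opening: 0.997
```

```bash
cat >> h.py <<'E'
def look(f,name,cam="wrist"):
    c=cap(cam);L=[]
    for n in [name,name+"_foot"]:
        for l in models.landmark_of(cam,n):
            if l["confidence"]<.3: continue
            L.append(l["point"]); print(n,round(l["confidence"],2),np.round(l["point"],1),np.round(w_depth(c,*l["point"])[0],4))
    for m in models.masks_of(cam,name):
        if m["confidence"]<.3: continue
        P=mask_pts(c,m);d=np.linalg.svd((P-P.mean(0))[:,:2],full_matrices=False)[2][0];t=(P-P.mean(0))[:,:2]@d
        print("mask",round(m["confidence"],2),np.round(m["extent"]),"ctr",np.round(np.median(P,0),4),"z",np.round(np.percentile(P[:,2],[5,50,95]),3),"ends",np.round(P.mean(0)[:2]+d*np.percentile(t,1),4),np.round(P.mean(0)[:2]+d*np.percentile(t,99),4))
    save(c,f,L)
E
python3 - <<'E'
from plan import *
st();look("w11.png","driver_1")
E
```

```text
t 22.7 p [0.5588 0.0096 0.2155] q [-10.35  23.42  89.49  -0.23  67.44 -16.26] x [-0.105  0.995 -0.002] z [-0.007 -0.002 -1.   ] F [-0.9  0.7  0.1] open 0.997
driver_1 0.9 [319.8 198.9] [ 0.5666 -0.0198  0.0353]
driver_1_foot 0.81 [318.  254.3] [0.5579 0.0432 0.3355]
mask 0.88 [312. 127. 330. 252.] ctr [0.5635 0.0214 0.0432] z [0.034 0.043 0.045] ends [0.5572 0.0699] [ 0.5728 -0.0893]
```

View pics/w11.png

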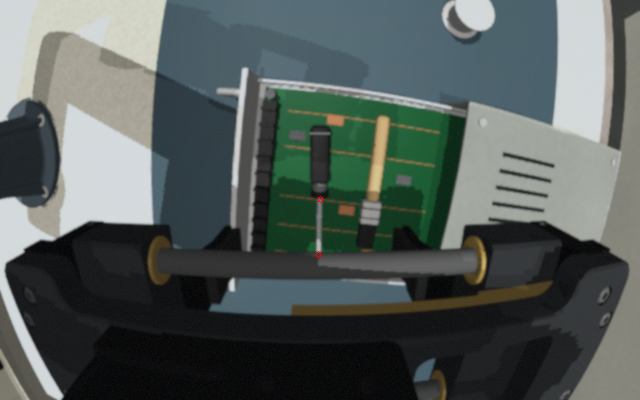

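```bash
python3 - <<'E'
from plan import *; from kin import *
a=plan(np.array([.566,.022,.09]),down(95.6),-.4)
plan(np.array([.566,.022,-.009]),down(95.6),-.4,start=a,n=5)
E
```

```text
6 rows, end err mm [ 0.1 -0.  -0. ]
[[0.07,0.05,0.84,0.0,0.0,0.01,-0.4],[0.08,0.06,0.85,-0.01,0.0,0.0,-0.4],[0.07,0.05,0.84,0.0,0.01,0.01,-0.4],[0.08,0.05,0.84,-0.01,0.0,0.01,-0.4],[0.07,0.05,0.85,0.0,0.0,0.01,-0.4],[0.07,0.05,0.84,0.0,0.0,0.0,-0.4]]
5 rows, end err mm [ 0. -0. -0.]
[[0.0,0.0,0.79,0.0,0.0,0.0,-0.4],[0.0,0.0,0.79,0.0,0.0,0.0,-0.4],[0.0,0.0,0.8,0.0,0.0,0.0,-0.4],[0.0,0.0,0.79,0.0,0.0,0.0,-0.4],[0.0,0.0,0.79,0.0,0.0,0.0,-0.4]]
```

Emit:
{"op": "send_rows", "data": {"moves": [[0.07, 0.05, 0.84, 0, 0, 0, -0.4], [0.08, 0.06, 0.85, 0, 0, 0, -0.4], [0.07, 0.05, 0.84, 0, 0, 0, -0.4], [0.08, 0.05, 0.84, 0, 0, 0, -0.4], [0.07, 0.05, 0.85, 0, 0, 0, -0.4], [0.07, 0.05, 0.84, 0, 0, 0, -0.4], [0, 0, 0.79, 0, 0, 0, -0.4], [0, 0, 0.79, 0, 0, 0, -0.4], [0, 0, 0.8, 0, 0, 0, -0.4], [0, 0, 0.7, 0, 0, 0, -0.4]]}}

```text
time_s: 24.15
position: [0.5662, 0.0215, 0.0124]
tcp_rot: [[-0.106, 0.994, -0.003], [0.994, 0.106, -0.003], [-0.003, -0.003, -1.0]]
force: [-0.0, 0.5, -0.1]
opening: 0.701
```

```bash
python3 - <<'E'
from plan import *
st();c=cap("wrist");save(c,"w12.png")
E
```

```text
t 24.15 p [0.5662 0.0215 0.0124] q [ -9.    40.47  97.87  -0.29  41.81 -14.85] x [-0.106  0.994 -0.003] z [-0.003 -0.003 -1.   ] F [-0.   0.5 -0.1] open 0.701
```

View pics/w12.png

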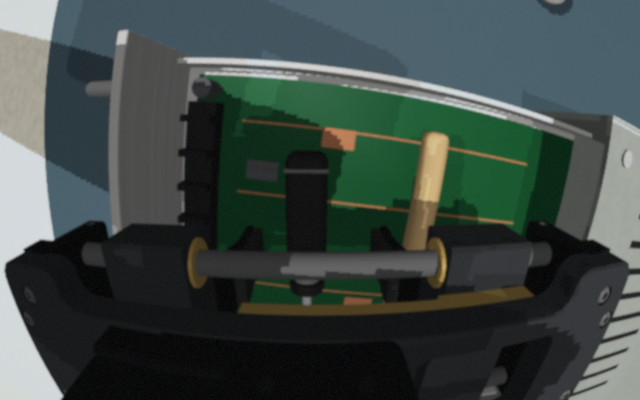

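Emit:
{"op": "send_rows", "data": {"moves": [[0, 0, 0.5, 0, 0, 0, -0.4], [0, 0, 0.36, 0, 0, 0, -0.4], [0, 0, 0, 0, 0, 0, 1], [0, 0, 0, 0, 0, 0, 1], [0, 0, 0, 0, 0, 0, 1], [0, 0, 0, 0, 0, 0, 1], [0, 0, 0, 0, 0, 0, 1], [0, 0, 0, 0, 0, 0, 1]]}}

```text
time_s: 25.2
position: [0.5657, 0.0214, -0.0082]
tcp_rot: [[-0.106, 0.994, -0.004], [0.994, 0.106, -0.003], [-0.003, -0.004, -1.0]]
force: [-2.4, -0.2, 2.7]
opening: 0.271
```

Emit:
{"op": "send_rows", "data": {"moves": [[0, 0, -0.5, 0, 0, 0, 1], [0, 0, -1, 0, 0, 0, 1], [0, 0, -1, 0, 0, 0, 1], [0, 0, -1, 0, 0, 0, 1], [0, 0, -1, 0, 0, 0, 1], [0, 0, -1, 0, 0, 0, 1], [0, 0, -1, 0, 0, 0, 1], [0, 0, -1, 0, 0, 0, 1], [0, 0, -1, 0, 0, 0, 1], [0, 0, -1, 0, 0, 0, 1], [0, 0, -1, 0, 0, 0, 1], [0, 0, -0.5, 0, 0, 0, 1]]}}

```text
time_s: 26.7
position: [0.5678, 0.0222, 0.2686]
tcp_rot: [[-0.106, 0.994, 0.001], [0.994, 0.106, -0.004], [-0.004, 0.0, -1.0]]
force: [-0.4, -0.8, -1.8]
opening: 0.271
```

```bash
python3 - <<'E'
from plan import *
st();c=cap("wrist");save(c,"w13.png")
c=cap("top");x=c["img"][150:230,130:250,::-1];cv2.imwrite("pics/t13.png",cv2.resize(x,None,fx=6,fy=6,interpolation=cv2.INTER_CUBIC))
pots()
E
```

```text
t 26.7 p [0.5678 0.0222 0.2686] q [ -8.9   20.91  84.51  -0.21  74.51 -14.92] x [-0.106  0.994 -0.004] z [ 0.001 -0.004 -1.   ] F [-0.4 -0.8 -1.8] open 0.271
top pot [0.5724 0.4013] free r 0.0477 59 0.65
top pot [ 0.5882 -0.4091] free r 0.048 83 0.59
scene pot [0.5748 0.4037] free r 0.0479 78 0.89
scene pot [ 0.5909 -0.4078] free r 0.0484 61 0.71
```

View pics/w13.png

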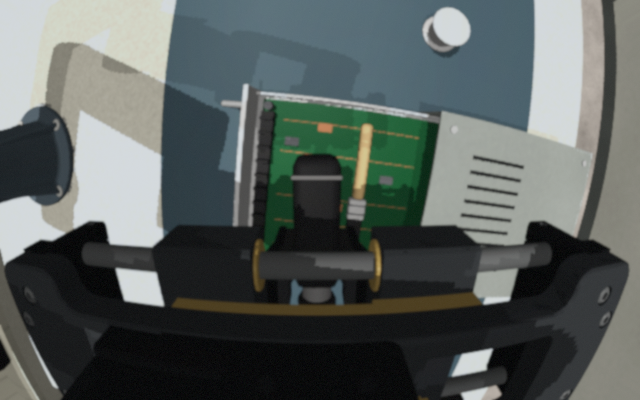

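View pics/t13.png

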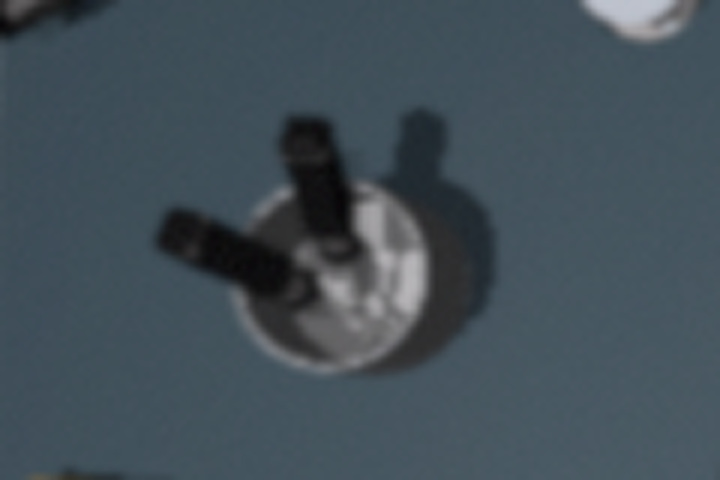

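```bash
python3 - <<'E'
from plan import *; from kin import *
R=hand(65,85);o=np.array([.558,.385,.265])
print(ik(o+.041*R[:,2],R,[0,40,113,100,70,-65]));o2=o.copy();o2[2]=.143;print(ik(o2+.041*R[:,2],R,[0,50,113,105,70,-65]))
a=plan(o+.041*R[:,2],R,1,n=20)
plan(o2+.041*R[:,2],R,1,start=a,n=9)
E
```

```text
(array([  0.46431057,  43.84221369, 116.33567147, 112.54509311,
        76.8657751 , -71.67645201]), np.float64(1.3039594348729366e-07), np.float64(23.63432853033609))
(array([  0.46430927,  59.78918145, 114.61459175, 114.91447947,
        82.61660082, -84.90657515]), np.float64(1.3626044736980703e-11), np.float64(25.35540824694729))
20 rows, end err mm [-0.  -0.   0.1]
[[0.79,0.1,0.01,-0.12,0.41,0.12,1.0],[0.8,0.09,0.06,-0.11,0.42,0.13,1.0],[0.78,0.06,0.12,-0.12,0.41,0.12,1.0],[0.78,0.05,0.18,-0.12,0.42,0.13,1.0],[0.76,0.02,0.24,-0.11,0.41,0.12,1.0],[0.75,0.01,0.29,-0.12,0.42,0.13,1.0],[0.72,-0.02,0.35,-0.11,0.41,0.12,1.0],[0.69,-0.05,0.4,-0.12,0.42,0.13,1.0],[0.66,-0.06,0.44,-0.12,0.41,0.12,1.0],[0.63,-0.09,0.49,-0.11,0.42,0.13,1.0],[0.59,-0.11,0.53,-0.12,0.41,0.12,1.0],[0.54,-0.14,0.57,-0.11,0.42,0.12,1.0]]
[[0.5,-0.16,0.6,-0.12,0.41,0.13,1.0],[0.45,-0.18,0.64,-0.12,0.42,0.12,1.0],[0.4,-0.21,0.66,-0.11,0.41,0.13,1.0],[0.34,-0.22,0.69,-0.12,0.42,0.12,1.0],[0.29,-0.25,0.7,-0.12,0.41,0.13,1.0],[0.24,-0.27,0.72,-0.11,0.42,0.12,1.0],[0.17,-0.28,0.72,-0.12,0.41,0.13,1.0],[0.12,-0.31,0.73,-0.11,0.42,0.12,1.0]]
9 rows, end err mm [-0.1 -0.1 -0.1]
[[-0.54,0.0,0.05,0.0,0.0,0.0,1.0],[-0.54,0.0,0.04,0.0,0.0,0.0,1.0],[-0.54,0.0,0.05,0.0,0.0,0.0,1.0],[-0.54,0.0,0.05,0.0,0.0,0.0,1.0],[-0.54,0.0,0.05,0.0,0.0,0.0,1.0],[-0.54,0.0,0.04,0.0,0.0,0.0,1.0],[-0.54,0.0,0.05,0.0,0.0,0.0,1.0],[-0.54,0.0,0.05,0.0,0.0,0.0,1.0],[-0.55,0.0,0.04,0.0,0.0,0.0,1.0]]
```

Emit:
{"op": "send_rows", "data": {"moves": [[0.79, 0.1, 0.01, -0.12, 0.41, 0.12, 1], [0.8, 0.09, 0.06, -0.11, 0.42, 0.13, 1], [0.78, 0.06, 0.12, -0.12, 0.41, 0.12, 1], [0.78, 0.05, 0.18, -0.12, 0.42, 0.13, 1], [0.76, 0.02, 0.24, -0.11, 0.41, 0.12, 1], [0.75, 0.01, 0.29, -0.12, 0.42, 0.13, 1], [0.72, -0.02, 0.35, -0.11, 0.41, 0.12, 1], [0.69, -0.05, 0.4, -0.12, 0.42, 0.13, 1], [0.66, -0.06, 0.44, -0.12, 0.41, 0.12, 1], [0.63, -0.09, 0.49, -0.11, 0.42, 0.13, 1], [0.59, -0.11, 0.53, -0.12, 0.41, 0.12, 1], [0.54, -0.14, 0.57, -0.11, 0.42, 0.12, 1]]}}

```text
time_s: 28.5
position: [0.5722, 0.2623, 0.2631]
tcp_rot: [[0.063, 0.97, 0.234], [0.629, -0.221, 0.745], [0.775, 0.1, -0.624]]
force: [0.7, 0.1, -1.9]
opening: 0.275
```

Emit:
{"op": "send_rows", "data": {"moves": [[0.5, -0.16, 0.6, -0.12, 0.41, 0.13, 1], [0.45, -0.18, 0.64, -0.12, 0.42, 0.12, 1], [0.4, -0.21, 0.66, -0.11, 0.41, 0.13, 1], [0.34, -0.22, 0.69, -0.12, 0.42, 0.12, 1], [0.29, -0.25, 0.7, -0.12, 0.41, 0.13, 1], [0.24, -0.27, 0.72, -0.11, 0.42, 0.12, 1], [0.17, -0.28, 0.72, -0.12, 0.41, 0.13, 1], [0.12, -0.31, 0.73, -0.11, 0.42, 0.12, 1], [0, 0, 0, 0, 0, 0, 1], [0, 0, 0, 0, 0, 0, 1]]}}

```text
time_s: 29.75
position: [0.5764, 0.4216, 0.2622]
tcp_rot: [[0.035, 0.907, 0.421], [0.08, -0.422, 0.903], [0.996, 0.002, -0.087]]
force: [0.3, 0.1, -0.6]
opening: 0.274
```

```bash
python3 - <<'E'
from plan import *; from kin import *
s=st();print("obj",s["position"]-.041*s["tcp_rot"][:,2])
R=hand(65,85);o2=np.array([.558,.385,.143]);plan(o2+.041*R[:,2],R,1,n=10)
c=cap("scene");x=c["img"][200:330,290:450,::-1];cv2.imwrite("pics/s14.png",cv2.resize(x,None,fx=4.5,fy=4.5))
E
```

```text
t 29.75 p [0.5764 0.4216 0.2622] q [  0.38  43.75 116.18 112.38  76.82 -71.56] x [0.035 0.08  0.996] z [ 0.421  0.903 -0.087] F [ 0.3  0.1 -0.6] open 0.274
obj [0.55911381 0.38452267 0.26578763]
10 rows, end err mm [0.1 0.1 0.1]
[[-0.49,-0.01,0.04,0.0,0.0,0.0,1.0],[-0.49,0.0,0.05,0.0,0.0,0.0,1.0],[-0.49,-0.01,0.04,0.0,0.0,0.0,1.0],[-0.49,0.0,0.04,0.0,0.0,0.01,1.0],[-0.49,-0.01,0.04,0.0,0.0,0.0,1.0],[-0.49,0.0,0.05,0.0,0.0,0.0,1.0],[-0.49,-0.01,0.04,0.0,0.0,0.0,1.0],[-0.48,0.0,0.04,0.0,0.0,0.0,1.0],[-0.49,-0.01,0.04,0.0,0.0,0.0,1.0],[-0.49,0.0,0.05,0.0,0.0,0.0,1.0]]
```

View pics/s14.png

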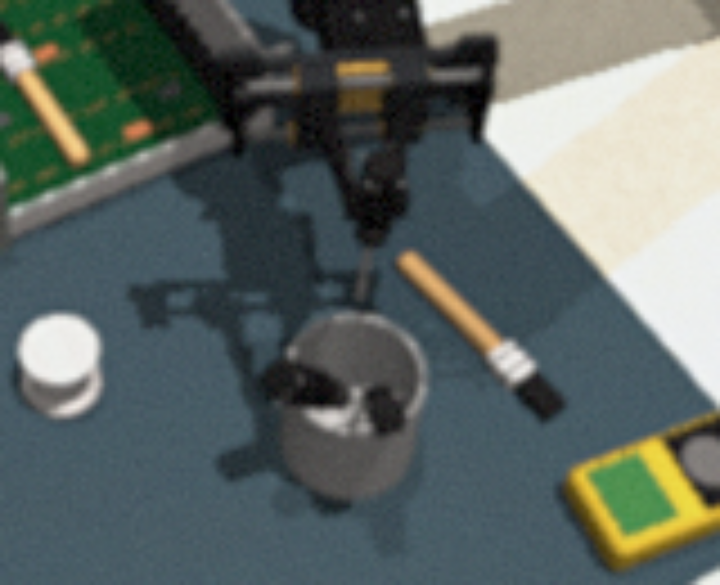

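Emit:
{"op": "send_rows", "data": {"moves": [[-0.49, 0, 0.04, 0, 0, 0, 1], [-0.49, 0, 0.05, 0, 0, 0, 1], [-0.49, -0.01, 0.04, 0, 0, 0, 1], [-0.49, 0, 0.04, 0, 0, 0, 1], [-0.49, -0.01, 0.04, 0, 0, 0, 1], [-0.49, 0, 0.05, 0, 0, 0, 1], [-0.49, -0.01, 0.04, 0, 0, 0, 1], [-0.49, 0, 0.04, 0, 0, 0, 1], [-0.49, -0.01, 0.04, 0, 0, 0, 1], [-0.4, 0, 0.05, 0, 0, 0, 1], [0, 0, 0, 0, 0, 0, 1]]}}

```text
time_s: 31.18
position: [0.5756, 0.4226, 0.1409]
tcp_rot: [[0.035, 0.907, 0.42], [0.079, -0.422, 0.903], [0.996, 0.001, -0.086]]
force: [0.3, 0.7, 0.2]
opening: 0.275
```

```bash
python3 - <<'E'
from plan import *; from kin import *
s=st();print("obj",s["position"]-.041*s["tcp_rot"][:,2])
c=cap("scene");x=c["img"][200:330,290:450,::-1];cv2.imwrite("pics/s15.png",cv2.resize(x,None,fx=4.5,fy=4.5))
E
```

```text
t 31.18 p [0.5756 0.4226 0.1409] q [  0.51  59.63 114.58 114.91  82.59 -84.8 ] x [0.035 0.079 0.996] z [ 0.42   0.903 -0.086] F [0.3 0.7 0.2] open 0.275
obj [0.55833496 0.38551859 0.14447063]
```

View pics/s15.png

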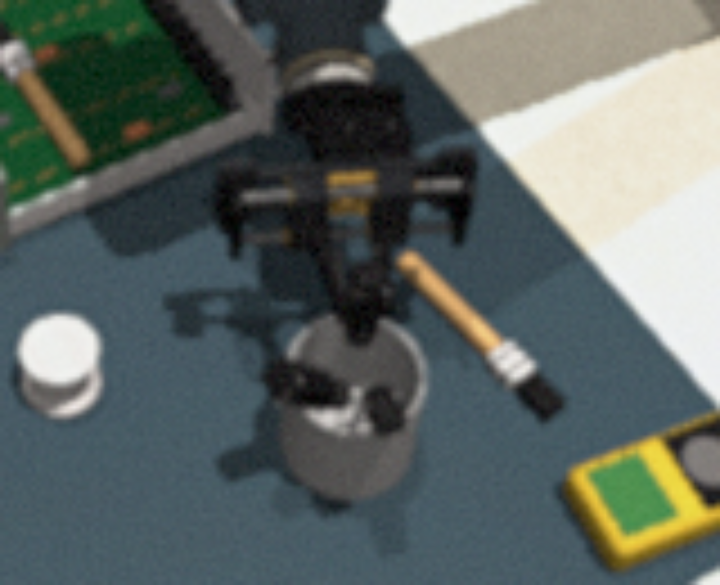

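Emit:
{"op": "send_rows", "data": {"moves": [[0, 0, 0, 0, 0, 0, 0.1], [0, 0, 0, 0, 0, 0, 0.1], [0, 0, 0, 0, 0, 0, 0.1], [0, 0, 0, 0, 0, 0, 0.1], [0, 0, -0.3, 0, 0, 0, 0.1], [0, 0, -0.6, 0, 0, 0, 0.1], [0, 0, -1, 0, 0, 0, 0.1], [0, 0, -1, 0, 0, 0, 0.1], [0, 0, -1, 0, 0, 0, -0.4], [0.5, 0, -1, 0, 0, 0, -1], [1, 0, 0, 0, 0, 0, -1], [1, 0, 0, 0, 0, 0, -1]]}}

```text
time_s: 32.72
position: [0.5264, 0.3153, 0.2152]
tcp_rot: [[0.036, 0.906, 0.423], [0.078, -0.424, 0.902], [0.996, 0.0, -0.086]]
force: [-0.7, 0.6, -0.4]
opening: 0.821
```

```bash
python3 - <<'E'
from plan import *; from kin import *
s=st()
c=cap("scene");x=c["img"][200:330,290:450,::-1];cv2.imwrite("pics/s16.png",cv2.resize(x,None,fx=4.5,fy=4.5))
look("s16b.png","brush_1","scene")
a=plan(np.array([.50,.30,.30]),hand(80,45),-1)
plan(np.array([.434,.39,.22]),down(97),-1,start=a)
E
```

```text
t 32.73 p [0.5264 0.3153 0.2152] q [-15.68  51.34 125.62  99.16  84.6  -87.01] x [0.036 0.078 0.996] z [ 0.423  0.902 -0.086] F [-0.7  0.6 -0.4] open 0.821
brush_1 0.73 [305.6 238.9] [0.6439 0.0941 0.0154]
brush_1 0.68 [297. 219.] [0.6337 0.0045 0.0323]
brush_1 0.64 [393.3 269. ] [0.4369 0.3635 0.0165]
brush_1 0.62 [291.9 176.8] [ 0.5349 -0.2435  0.0008]
brush_1 0.49 [260.2 148. ] [ 0.6048 -0.4049  0.0734]
brush_1_foot 0.46 [306.7 234.1] [0.6355 0.0883 0.0328]
mask 0.67 [245. 139. 263. 150.] ctr [ 0.6357 -0.4011  0.1113] z [0.075 0.111 0.143] ends [ 0.667  -0.3999] [ 0.5997 -0.4042]
mask 0.66 [284. 204. 311. 236.] ctr [ 0.6366 -0.006   0.0346] z [0.022 0.035 0.04 ] ends [ 0.6358 -0.0845] [0.6359 0.09  ]
mask 0.65 [379. 254. 415. 295.] ctr [0.4399 0.3901 0.0141] z [0.005 0.014 0.02 ] ends [0.4499 0.2994] [0.43   0.4621]
mask 0.53 [250. 132. 278. 170.] ctr [ 0.5905 -0.3793  0.0577] z [0.009 0.058 0.093] ends [ 0.5664 -0.4582] [ 0.6082 -0.3596]
mask 0.46 [273. 165. 310. 187.] ctr [ 0.5378 -0.249   0.0128] z [-0.001  0.013  0.019] ends [ 0.4525 -0.2517] [ 0.6228 -0.2505]
5 rows, end err mm [ 0.1 -0.   0.1]
[[0.67,-0.13,-0.27,0.28,-0.8,-0.13,-1.0],[0.62,-0.14,-0.34,0.28,-0.79,-0.12,-1.0],[0.58,-0.14,-0.43,0.28,-0.8,-0.13,-1.0],[0.51,-0.15,-0.49,0.27,-0.79,-0.13,-1.0],[0.45,-0.16,-0.56,0.28,-0.8,-0.12,-1.0]]
6 rows, end err mm [-0.1  0.   0.1]
[[-0.01,-0.54,0.74,0.11,-0.74,-0.27,-1.0],[0.1,-0.52,0.75,0.11,-0.75,-0.27,-1.0],[0.23,-0.5,0.73,0.11,-0.74,-0.27,-1.0],[0.35,-0.47,0.7,0.12,-0.75,-0.27,-1.0],[0.45,-0.44,0.67,0.11,-0.74,-0.27,-1.0],[0.56,-0.41,0.6,0.11,-0.75,-0.27,-1.0]]
```

View pics/s16.png

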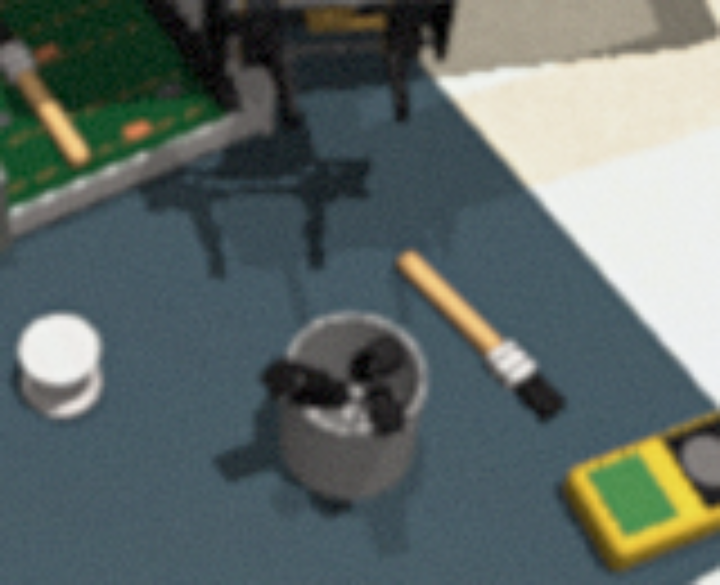

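Emit:
{"op": "send_rows", "data": {"moves": [[0.67, -0.13, -0.27, 0.28, -0.8, -0.13, -1], [0.62, -0.14, -0.34, 0.28, -0.79, -0.12, -1], [0.58, -0.14, -0.43, 0.28, -0.8, -0.13, -1], [0.51, -0.15, -0.49, 0.27, -0.79, -0.13, -1], [0.45, -0.16, -0.56, 0.28, -0.8, -0.12, -1], [-0.01, -0.54, 0.74, 0.11, -0.74, -0.27, -1], [0.1, -0.52, 0.75, 0.11, -0.75, -0.27, -1], [0.23, -0.5, 0.73, 0.11, -0.74, -0.27, -1], [0.35, -0.47, 0.7, 0.12, -0.75, -0.27, -1], [0.45, -0.44, 0.67, 0.11, -0.74, -0.27, -1], [0.56, -0.41, 0.6, 0.11, -0.75, -0.27, -1], [0, 0, 0, 0, 0, 0, -1]]}}

```text
time_s: 34.48
position: [0.4314, 0.3927, 0.2174]
tcp_rot: [[-0.129, 0.992, -0.004], [0.992, 0.129, -0.003], [-0.002, -0.005, -1.0]]
force: [-0.8, -0.1, 0.1]
opening: 1.003
```

```bash
python3 - <<'E'
from plan import *; from kin import *
st();look("w17.png","brush_1")
np.set_printoptions(suppress=True,precision=1)
for psi in (-110,-95,-80,-60,-40,-20,0,20):
  for th in (65,80):
    R=hand(psi,th)
    for z in (.145,.25):
      p=np.array([.58,-.385,z])+.041*R[:,2]
      for seed in ([-50,40,110,-60,70,180],[-50,40,110,-60,70,90],[-40,50,110,180,70,-90],[-40,50,110,120,70,-150]):
        q,e,m=ik(p,R,seed)
        q[3:]=(q[3:]+180)%360-180; 
        if q[3]<-90:q[3]+=360
        if e<1e-3: print(psi,th,z,q,"m",np.minimum(q-LO,HI-q).min().round(1)); 
E
```

```text
t 34.48 p [0.4314 0.3927 0.2174] q [ 3.135e+01  2.523e+01  8.597e+01 -2.000e-02  6.911e+01  2.393e+01] x [-0.129  0.992 -0.002] z [-0.004 -0.003 -1.   ] F [-0.8 -0.1  0.1] open 1.003
brush_1 0.61 [319.8 185.6] [0.4389 0.3757 0.0151]
mask 0.75 [309. 118. 328. 245.] ctr [0.4361 0.3999 0.0154] z [0.013 0.015 0.017] ends [0.4266 0.4621] [0.4469 0.2971]
mask 0.68 [401. 130. 498. 188.] ctr [0.5747 0.4503 0.1269] z [0.056 0.127 0.15 ] ends [0.5941 0.4754] [0.5436 0.3997]
mask 0.38 [237.   5. 366.  80.] ctr [0.3938 0.5561 0.0356] z [0.028 0.036 0.042] ends [0.3202 0.5663] [0.4636 0.5477]
mask 0.35 [413. 358. 432. 399.] ctr [0.6789 0.0563 0.0206] z [0.019 0.021 0.022] ends [0.4863 0.3873] [ 0.7286 -0.0303]
-110 65 0.145 [ -20.2   53.4   80.3  -71.5   72.8 -139.1] m 10.5
-110 65 0.145 [ -20.2   53.4   80.3  -71.5   72.8 -139.1] m 10.5
-110 65 0.145 [ -20.2   53.4   80.3  -71.5   72.8 -139.1] m 10.5
-110 65 0.145 [-20.2 127.  247.2 -83.2 114.1 105.6] m -107.2
-110 65 0.25 [ -20.2   45.    79.1  -69.    76.1 -148.6] m 13.0
-110 65 0.25 [ -20.2   45.    79.1  -69.    76.1 -148.6] m 13.0
-110 65 0
[... 6566 characters left out ...]
67.8 -53. ] m 42.8
20 65 0.25 [-66.9  38.8  95.8 253.6 -70.6 139. ] m -70.6
20 65 0.25 [-66.9  38.8  95.8 253.6 -70.6 139. ] m -70.6
20 65 0.25 [-66.9  38.8  95.8  73.6  70.6 -41. ] m 44.2
20 65 0.25 [-66.9  38.8  95.8  73.6  70.6 -41. ] m 44.2
20 80 0.145 [-69.3  56.5  97.2 266.2 -80.7 116.7] m -80.7
20 80 0.145 [-69.3  56.5  97.2 266.2 -80.7 116.7] m -80.7
20 80 0.145 [-69.3  56.5  97.2  86.2  80.7 -63.3] m 42.8
20 80 0.145 [-69.3  56.5  97.2  86.2  80.7 -63.3] m 42.8
20 80 0.25 [-69.3  45.7  97.9 264.6 -81.5 126.9] m -81.5
20 80 0.25 [-69.3  45.7  97.9 264.6 -81.5 126.9] m -81.5
20 80 0.25 [-69.3  45.7  97.9  84.6  81.5 -53.1] m 42.1
20 80 0.25 [-69.3  45.7  97.9  84.6  81.5 -53.1] m 42.1
```

View pics/w17.png

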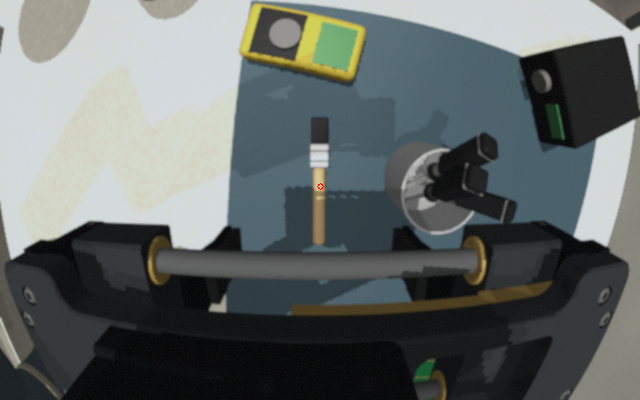

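```bash
python3 - <<'E'
from plan import *; from kin import *
a=plan(np.array([.416,.413,.09]),down(97),-1)
plan(np.array([.416,.413,-.031]),down(97),-1,start=a,n=6)
E
```

```text
6 rows, end err mm [ 0.   0.1 -0.1]
[[0.17,-0.1,0.87,0.0,0.0,0.0,-1.0],[0.18,-0.1,0.86,0.0,0.0,0.0,-1.0],[0.17,-0.1,0.87,0.0,0.0,0.0,-1.0],[0.17,-0.09,0.86,0.0,0.0,0.0,-1.0],[0.17,-0.1,0.87,-0.01,0.0,0.0,-1.0],[0.18,-0.1,0.87,0.0,0.0,0.0,-1.0]]
6 rows, end err mm [-0.1  0.  -0.1]
[[0.0,0.0,0.81,0.0,0.0,0.0,-1.0],[0.0,0.0,0.8,0.0,0.0,0.0,-1.0],[0.0,0.0,0.81,0.0,0.0,0.0,-1.0],[0.0,0.0,0.8,0.0,0.0,0.0,-1.0],[0.0,0.0,0.81,0.0,0.0,0.0,-1.0],[0.0,-0.01,0.81,0.0,0.0,0.0,-1.0]]
```

Emit:
{"op": "send_rows", "data": {"moves": [[0.17, -0.1, 0.87, 0, 0, 0, -1], [0.18, -0.1, 0.86, 0, 0, 0, -1], [0.17, -0.1, 0.87, 0, 0, 0, -1], [0.17, -0.09, 0.86, 0, 0, 0, -1], [0.17, -0.1, 0.87, 0, 0, 0, -1], [0.18, -0.1, 0.87, 0, 0, 0, -1], [0, 0, 0.81, 0, 0, 0, -1], [0, 0, 0.8, 0, 0, 0, -1], [0, 0, 0.81, 0, 0, 0, -1], [0, 0, 0.8, 0, 0, 0, -1], [0, 0, 0.6, 0, 0, 0, -1], [0, 0, 0.4, 0, 0, 0, -1]]}}

```text
time_s: 36.17
position: [0.4167, 0.4136, -0.0154]
tcp_rot: [[-0.121, 0.993, 0.0], [0.993, 0.121, -0.0], [-0.0, 0.0, -1.0]]
force: [-0.1, 0.0, 0.5]
opening: 1.003
```

```bash
python3 - <<'E'
from plan import *
st();c=cap("wrist");save(c,"w18.png")
E
```

```text
t 36.17 p [ 0.4167  0.4136 -0.0154] q [ 3.390e+01  4.401e+01  9.544e+01 -3.000e-02  4.053e+01  2.694e+01] x [-0.121  0.993 -0.   ] z [ 0. -0. -1.] F [-0.1  0.   0.5] open 1.003
```

View pics/w18.png

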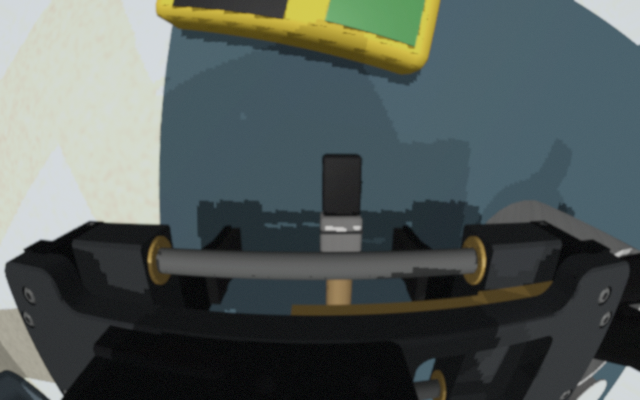

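Emit:
{"op": "send_rows", "data": {"moves": [[0, 0, 0.4, 0, 0, 0, -1], [0, 0, 0.25, 0, 0, 0, -1], [0, 0, 0, 0, 0, 0, 1], [0, 0, 0, 0, 0, 0, 1], [0, 0, 0, 0, 0, 0, 1], [0, 0, 0, 0, 0, 0, 1], [0, 0, 0, 0, 0, 0, 1], [0, 0, 0, 0, 0, 0, 1], [0, 0, 0, 0, 0, 0, 1], [0, 0, 0, 0, 0, 0, 1]]}}

```text
time_s: 37.48
position: [0.4162, 0.4146, -0.0311]
tcp_rot: [[-0.123, 0.992, 0.001], [0.992, 0.123, 0.0], [0.0, 0.001, -1.0]]
force: [0.5, 1.3, 0.3]
opening: 0.283
```

Emit:
{"op": "send_rows", "data": {"moves": [[0, 0, -0.5, 0, 0, 0, 1], [0, 0, -1, 0, 0, 0, 1], [0, 0, -1, 0, 0, 0, 1], [0, 0, -1, 0, 0, 0, 1], [0, 0, -1, 0, 0, 0, 1], [0, 0, -1, 0, 0, 0, 1], [0, 0, -1, 0, 0, 0, 1], [0, 0, -1, 0, 0, 0, 1], [0, 0, -1, 0, 0, 0, 1], [0, 0, -1, 0, 0, 0, 1], [0, 0, -1, 0, 0, 0, 1], [0, 0, -1, 0, 0, 0, 1]]}}

```text
time_s: 38.98
position: [0.415, 0.414, 0.2575]
tcp_rot: [[-0.123, 0.992, -0.0], [0.992, 0.123, -0.001], [-0.0, -0.0, -1.0]]
force: [-0.1, -0.5, -0.9]
opening: 0.285
```

```bash
python3 - <<'E'
from plan import *; from kin import *
st();c=cap("wrist");save(c,"w19.png")
plan([.44,-.30,.33],down(20),1,n=30)
E
```

```text
t 38.98 p [0.415  0.414  0.2575] q [ 3.402e+01  2.307e+01  8.283e+01 -1.000e-02  7.413e+01  2.695e+01] x [-0.123  0.992 -0.   ] z [-0.    -0.001 -1.   ] F [-0.1 -0.5 -0.9] open 0.285
30 rows, end err mm [ 0.1 -0.  -0.1]
[[-0.95,-0.09,-0.09,0.0,0.0,0.26,1.0],[-0.95,-0.04,-0.1,0.0,0.0,0.25,1.0],[-0.96,0.0,-0.09,0.0,0.0,0.26,1.0],[-0.95,0.04,-0.1,0.0,-0.01,0.26,1.0],[-0.95,0.08,-0.09,0.0,0.0,0.25,1.0],[-0.95,0.13,-0.1,0.0,0.0,0.26,1.0],[-0.94,0.17,-0.09,0.0,0.0,0.26,1.0],[-0.93,0.21,-0.09,0.01,0.0,0.26,1.0],[-0.92,0.25,-0.1,0.0,0.0,0.25,1.0],[-0.9,0.3,-0.09,0.0,0.0,0.26,1.0],[-0.9,0.33,-0.09,0.0,0.0,0.26,1.0],[-0.88,0.37,-0.1,0.0,0.0,0.25,1.0]]
[[-0.86,0.42,-0.09,0.0,-0.01,0.26,1.0],[-0.84,0.45,-0.09,0.0,0.0,0.26,1.0],[-0.82,0.48,-0.09,0.0,0.0,0.25,1.0],[-0.8,0.53,-0.1,0.0,0.0,0.26,1.0],[-0.77,0.56,-0.09,0.0,0.0,0.26,1.0],[-0.75,0.59,-0.09,0.0,0.0,0.26,1.0],[-0.72,0.63,-0.09,0.0,0.0,0.25,1.0],[-0.69,0.66,-0.1,0.0,0.0,0.26,1.0],[-0.66,0.68,-0.09,0.0,-0.01,0.26,1.0],[-0.63,0.72,-0.09,0.0,0.0,0.25,1.0],[-0.59,0.75,-0.09,0.0,0.0,0.26,1.0],[-0.57,0.77,-0.09,0.0,0.0,0.26,1.0]]
[[-0.53,0.79,-0.09,0.01,0.0,0.25,1.0],[-0.49,0.82,-0.09,0.0,0.0,0.26,1.0],[-0.45,0.84,-0.1,0.0,0.0,0.26,1.0],[-0.42,0.86,-0.09,0.0,0.0,0.25,1.0],[-0.38,0.87,-0.09,0.0,-0.01,0.26,1.0],[-0.33,0.9,-0.09,0.0,0.0,0.26,1.0]]
```

View pics/w19.png

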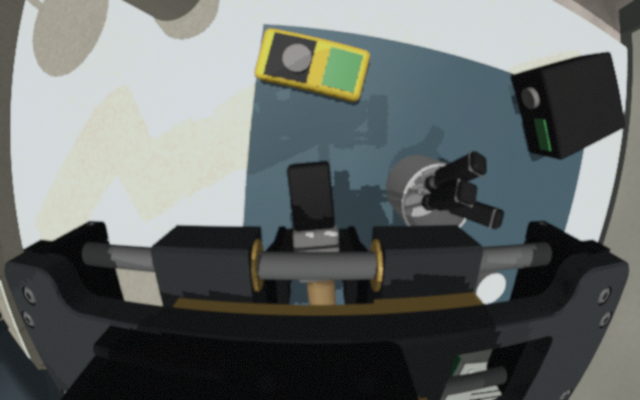

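Emit:
{"op": "send_rows", "data": {"moves": [[-0.95, -0.09, -0.09, 0, 0, 0.26, 1], [-0.95, -0.04, -0.1, 0, 0, 0.25, 1], [-0.96, 0, -0.09, 0, 0, 0.26, 1], [-0.95, 0.04, -0.1, 0, 0, 0.26, 1], [-0.95, 0.08, -0.09, 0, 0, 0.25, 1], [-0.95, 0.13, -0.1, 0, 0, 0.26, 1], [-0.94, 0.17, -0.09, 0, 0, 0.26, 1], [-0.93, 0.21, -0.09, 0, 0, 0.26, 1], [-0.92, 0.25, -0.1, 0, 0, 0.25, 1], [-0.9, 0.3, -0.09, 0, 0, 0.26, 1], [-0.9, 0.33, -0.09, 0, 0, 0.26, 1], [-0.88, 0.37, -0.1, 0, 0, 0.25, 1]]}}

```text
time_s: 40.52
position: [0.4229, 0.1265, 0.2833]
tcp_rot: [[0.405, 0.914, -0.003], [0.914, -0.405, -0.001], [-0.002, -0.003, -1.0]]
force: [0.3, -0.2, 0.4]
opening: 0.281
```

Emit:
{"op": "send_rows", "data": {"moves": [[-0.86, 0.42, -0.09, 0, 0, 0.26, 1], [-0.84, 0.45, -0.09, 0, 0, 0.26, 1], [-0.82, 0.48, -0.09, 0, 0, 0.25, 1], [-0.8, 0.53, -0.1, 0, 0, 0.26, 1], [-0.77, 0.56, -0.09, 0, 0, 0.26, 1], [-0.75, 0.59, -0.09, 0, 0, 0.26, 1], [-0.72, 0.63, -0.09, 0, 0, 0.25, 1], [-0.69, 0.66, -0.1, 0, 0, 0.26, 1], [-0.66, 0.68, -0.09, 0, 0, 0.26, 1], [-0.63, 0.72, -0.09, 0, 0, 0.25, 1], [-0.59, 0.75, -0.09, 0, 0, 0.26, 1], [-0.57, 0.77, -0.09, 0, 0, 0.26, 1]]}}

```text
time_s: 42.02
position: [0.4321, -0.1583, 0.3108]
tcp_rot: [[0.817, 0.576, -0.003], [0.576, -0.817, 0.002], [-0.002, -0.003, -1.0]]
force: [0.1, 0.1, 0.0]
opening: 0.285
```

```bash
python3 - <<'E'
from plan import *; from kin import *
s=st()
# brush pot occupancy
c=cap("top");x=c["img"][140:220,390:510,::-1];cv2.imwrite("pics/t20.png",cv2.resize(x,None,fx=6,fy=6,interpolation=cv2.INTER_CUBIC))
R=hand(10,80);o=np.array([.575,-.385,.275])
a=plan([.46,-.32,.35],hand(15,50),1)
b=plan(o+.039*R[:,2],R,1,start=a,n=8)
E
```

```text
t 42.02 p [ 0.4321 -0.1583  0.3108] q [-3.406e+01  9.200e+00  9.443e+01 -2.000e-02  7.656e+01  2.077e+01] x [ 0.817  0.576 -0.002] z [-0.003  0.002 -1.   ] F [0.1 0.1 0. ] open 0.285
7 rows, end err mm [-0.1  0.  -0.1]
[[-0.39,0.83,-0.22,-0.12,0.71,0.27,1.0],[-0.33,0.85,-0.25,-0.13,0.71,0.27,1.0],[-0.25,0.87,-0.26,-0.12,0.71,0.26,1.0],[-0.18,0.89,-0.27,-0.13,0.71,0.27,1.0],[-0.1,0.9,-0.27,-0.12,0.7,0.27,1.0],[-0.03,0.91,-0.26,-0.12,0.71,0.27,1.0],[0.04,0.91,-0.24,-0.13,0.71,0.27,1.0]]
8 rows, end err mm [ 0.1 -0.1  0.1]
[[0.11,0.48,0.77,-0.06,0.38,0.03,1.0],[0.07,0.47,0.78,-0.05,0.37,0.02,1.0],[0.01,0.46,0.79,-0.06,0.38,0.03,1.0],[-0.03,0.46,0.79,-0.06,0.37,0.03,1.0],[-0.08,0.45,0.8,-0.05,0.38,0.02,1.0],[-0.14,0.44,0.79,-0.06,0.37,0.03,1.0],[-0.18,0.43,0.78,-0.06,0.38,0.02,1.0],[-0.23,0.43,0.78,-0.05,0.37,0.03,1.0]]
```

View pics/t20.png

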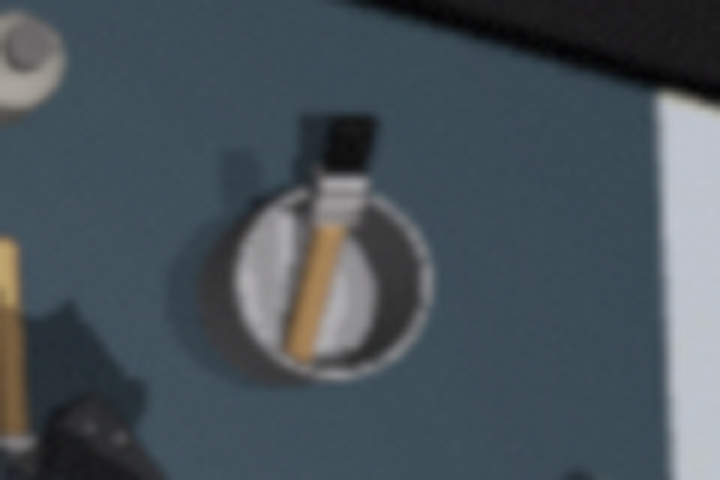

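```bash
python3 - <<'E'
from plan import *; from kin import *
R=hand(10,80);o=np.array([.5995,-.374,.275])
a=plan([.46,-.30,.35],hand(15,50),1)
b=plan(o+.039*R[:,2],R,1,start=a,n=8)
E
```

```text
6 rows, end err mm [0.  0.1 0. ]
[[-0.38,0.86,-0.26,-0.14,0.83,0.31,1.0],[-0.3,0.88,-0.28,-0.15,0.82,0.31,1.0],[-0.2,0.91,-0.3,-0.14,0.83,0.32,1.0],[-0.12,0.92,-0.3,-0.15,0.83,0.31,1.0],[-0.01,0.93,-0.28,-0.14,0.83,0.31,1.0],[0.07,0.94,-0.26,-0.15,0.82,0.32,1.0]]
8 rows, end err mm [ 0.1 -0.1 -0. ]
[[0.18,0.55,0.85,-0.06,0.38,0.03,1.0],[0.13,0.55,0.87,-0.05,0.37,0.02,1.0],[0.07,0.54,0.88,-0.06,0.38,0.03,1.0],[0.02,0.52,0.89,-0.06,0.37,0.02,1.0],[-0.04,0.52,0.89,-0.05,0.38,0.03,1.0],[-0.09,0.51,0.89,-0.06,0.37,0.03,1.0],[-0.15,0.5,0.89,-0.06,0.38,0.02,1.0],[-0.21,0.5,0.89,-0.06,0.37,0.03,1.0]]
```

Emit:
{"op": "send_rows", "data": {"moves": [[-0.38, 0.86, -0.26, -0.14, 0.83, 0.31, 1], [-0.3, 0.88, -0.28, -0.15, 0.82, 0.31, 1], [-0.2, 0.91, -0.3, -0.14, 0.83, 0.32, 1], [-0.12, 0.92, -0.3, -0.15, 0.83, 0.31, 1], [-0.01, 0.93, -0.28, -0.14, 0.83, 0.31, 1], [0.07, 0.94, -0.26, -0.15, 0.82, 0.32, 1]]}}

```text
time_s: 42.82
position: [0.4611, -0.2963, 0.3505]
tcp_rot: [[0.617, 0.26, 0.743], [0.163, -0.966, 0.202], [0.77, -0.004, -0.638]]
force: [0.5, 0.3, -0.0]
opening: 0.282
```

Emit:
{"op": "send_rows", "data": {"moves": [[0.18, 0.55, 0.85, -0.06, 0.38, 0.03, 1], [0.13, 0.55, 0.87, -0.05, 0.37, 0.02, 1], [0.07, 0.54, 0.88, -0.06, 0.38, 0.03, 1], [0.02, 0.52, 0.89, -0.06, 0.37, 0.02, 1], [-0.04, 0.52, 0.89, -0.05, 0.38, 0.03, 1], [-0.09, 0.51, 0.89, -0.06, 0.37, 0.03, 1], [-0.15, 0.5, 0.89, -0.06, 0.38, 0.02, 1], [-0.21, 0.5, 0.89, -0.06, 0.37, 0.03, 1], [0, 0, 0, 0, 0, 0, 1], [0, 0, 0, 0, 0, 0, 1]]}}

```text
time_s: 44.08
position: [0.6394, -0.3617, 0.2691]
tcp_rot: [[0.17, 0.179, 0.969], [0.028, -0.984, 0.177], [0.985, -0.003, -0.172]]
force: [0.2, 0.1, -0.7]
opening: 0.287
```

```bash
python3 - <<'E'
from plan import *; from kin import *
s=st();print("obj",s["position"]-.039*s["tcp_rot"][:,2])
c=cap("scene");x=c["img"][90:190,210:330,::-1];cv2.imwrite("pics/s21.png",cv2.resize(x,None,fx=6,fy=6))
c=cap("wrist");save(c,"w21.png")
R=hand(10,80);o=np.array([.5995,-.374,.139])
a=plan(o+.039*R[:,2],R,1,n=10)
E
```

```text
t 44.08 p [ 0.6394 -0.3617  0.2691] q [-66.    41.21 104.88  95.78  74.17 -55.52] x [0.17  0.028 0.985] z [ 0.969  0.177 -0.172] F [ 0.2  0.1 -0.7] open 0.287
obj [ 0.60165485 -0.36859647  0.27585013]
10 rows, end err mm [ 0. -0. -0.]
[[-0.55,0.02,0.08,0.0,0.0,0.0,1.0],[-0.54,0.02,0.08,-0.01,0.0,0.0,1.0],[-0.55,0.02,0.09,0.0,0.0,0.0,1.0],[-0.54,0.02,0.08,0.0,0.0,0.0,1.0],[-0.55,0.01,0.08,0.0,-0.01,0.0,1.0],[-0.55,0.02,0.09,-0.01,0.0,0.0,1.0],[-0.54,0.02,0.08,0.0,0.0,0.0,1.0],[-0.55,0.02,0.08,0.0,0.0,0.0,1.0],[-0.54,0.02,0.09,-0.01,0.0,0.0,1.0],[-0.55,0.02,0.08,0.0,0.0,0.0,1.0]]
```

View pics/s21.png

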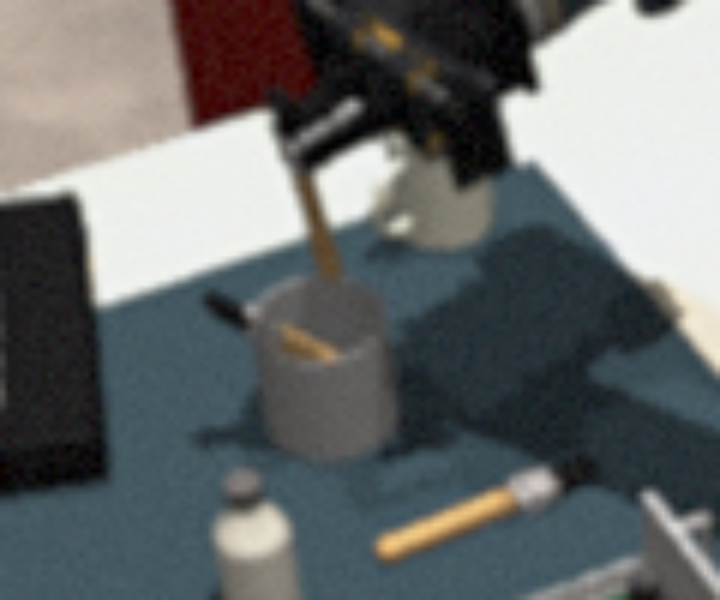

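View pics/w21.png

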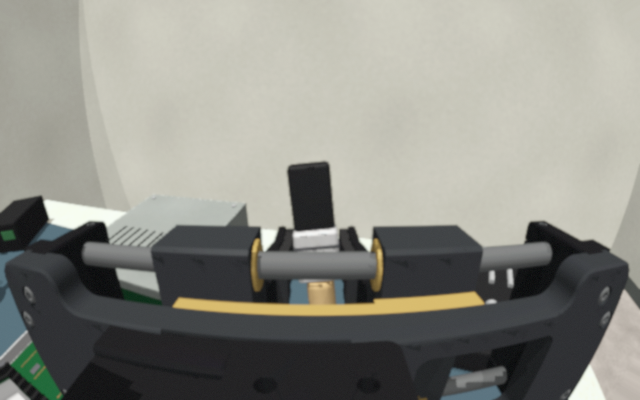

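Emit:
{"op": "send_rows", "data": {"moves": [[-0.55, 0, 0.08, 0, 0, 0, 1], [-0.54, 0, 0.08, 0, 0, 0, 1], [-0.55, 0, 0.09, 0, 0, 0, 1], [-0.54, 0, 0.08, 0, 0, 0, 1], [-0.55, 0, 0.08, 0, 0, 0, 1], [-0.55, 0, 0.09, 0, 0, 0, 1], [-0.54, 0, 0.08, 0, 0, 0, 1], [-0.55, 0, 0.08, 0, 0, 0, 1], [-0.54, 0, 0.09, 0, 0, 0, 1], [-0.4, 0, 0.08, 0, 0, 0, 1], [0, 0, 0, 0, 0, 0, 1]]}}

```text
time_s: 45.55
position: [0.6379, -0.3624, 0.134]
tcp_rot: [[0.169, 0.179, 0.969], [0.028, -0.984, 0.177], [0.985, -0.003, -0.172]]
force: [0.6, 0.2, -0.7]
opening: 0.284
```

```bash
python3 - <<'E'
from plan import *; from kin import *
s=st();print("obj",s["position"]-.039*s["tcp_rot"][:,2])
c=cap("scene");x=c["img"][90:190,210:330,::-1];cv2.imwrite("pics/s22.png",cv2.resize(x,None,fx=6,fy=6))
E
```

```text
t 45.55 p [ 0.6379 -0.3624  0.134 ] q [-66.2   56.37 104.41  99.49  76.26 -70.59] x [0.169 0.028 0.985] z [ 0.969  0.177 -0.172] F [ 0.6  0.2 -0.7] open 0.284
obj [ 0.6000637  -0.36929227  0.14069472]
```

View pics/s22.png

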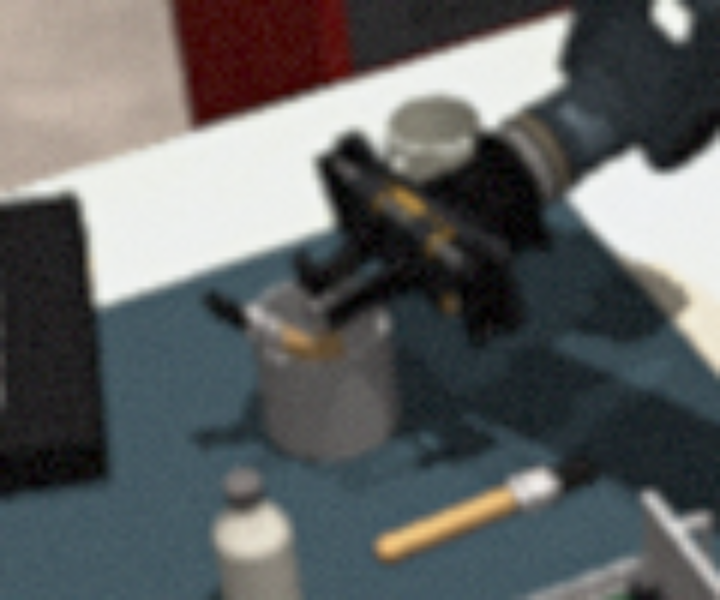

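Inside the pot, no contact force. Release and back off.

Emit:
{"op": "send_rows", "data": {"moves": [[0, 0, 0, 0, 0, 0, 0.15], [0, 0, 0, 0, 0, 0, 0.15], [0, 0, 0, 0, 0, 0, 0.15], [0, 0, 0, 0, 0, 0, 0.15], [0, 0, -0.3, 0, 0, 0, 0.15], [0, 0, -0.6, 0, 0, 0, 0.15], [0, 0, -1, 0, 0, 0, 0.15], [0, 0, -1, 0, 0, 0, 0.15], [0, 0, -1, 0, 0, 0, -0.4], [0.5, 0, -1, 0, 0, 0, -1], [1, 0, 0, 0, 0, 0, -1], [1, 0, 0, 0, 0, 0, -1]]}}

```text
time_s: 47.1
position: [0.5284, -0.3833, 0.2181]
tcp_rot: [[0.169, 0.176, 0.97], [0.028, -0.984, 0.174], [0.985, -0.003, -0.171]]
force: [1.1, -0.5, -0.2]
opening: 0.793
```

```bash
python3 - <<'E'
from plan import *; from kin import *
s=st()
look("s23b.png","brush_1","scene")
c=cap("scene");x=c["img"][90:190,210:330,::-1];cv2.imwrite("pics/s23.png",cv2.resize(x,None,fx=6,fy=6))
np.set_printoptions(suppress=True,precision=1)
print(ik(np.array([.492,-.253,.2]),down(180),[-40,25,85,0,70,-125]))
print(ik(np.array([.633,-.034,.2]),down(-89),[-14,25,85,0,70,160]))
E
```

```text
t 47.1 p [ 0.5284 -0.3833  0.2181] q [-79.13  46.14 110.85  86.74  80.66 -66.51] x [0.169 0.028 0.985] z [ 0.97   0.174 -0.171] F [ 1.1 -0.5 -0.2] open 0.793
brush_1 0.74 [291.8 177.1] [ 0.5338 -0.2476 -0.005 ]
brush_1 0.66 [257.  146.2] [ 0.6281 -0.3723  0.1173]
brush_1 0.48 [294.6 219.7] [0.6438 0.0043 0.0339]
brush_1 0.45 [259.6 146.9] [ 0.6144 -0.3809  0.1013]
mask 0.46 [286. 207. 310. 235.] ctr [ 0.6361 -0.0048  0.0344] z [0.026 0.034 0.04 ] ends [ 0.6358 -0.0771] [0.6361 0.0912]
mask 0.45 [247. 135. 260. 153.] ctr [ 0.6308 -0.3734  0.1374] z [0.095 0.137 0.175] ends [ 0.6354 -0.3599] [ 0.5976 -0.4729]
mask 0.41 [247. 140. 254. 148.] ctr [ 0.6514 -0.4003  0.1275] z [0.11  0.127 0.142] ends [ 0.6664 -0.4034] [ 0.636  -0.3993]
(array([ -38.8,   23.8,   91.7,   -0. ,   64.5, -128.8]), np.float64(1.0053458066039411e-10), np.float64(34.79232335018929))
(array([-13.2,  30.2,  79.9,  -0. ,  69.9, 165.8]), np.float64(2.1950080641985892e-10), np.float64(-2.260801374646178))
```

View pics/s23.png

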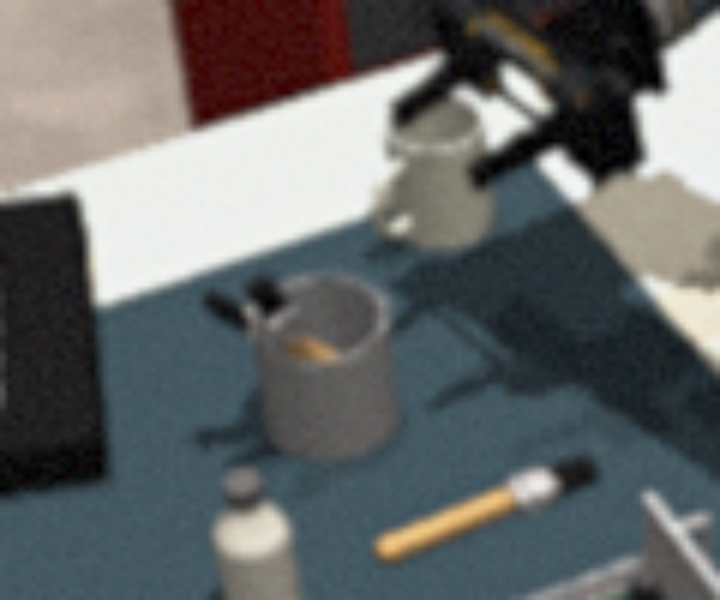

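```bash
python3 - <<'E'
from plan import *; from kin import *
a=plan([.48,-.33,.28],down(60),-1)
b=plan([.488,-.28,.24],down(120),-1,start=a)
c=plan([.495,-.253,.21],down(180),-1,start=b)
E
```

```text
10 rows, end err mm [-0.   0.1  0. ]
[[0.22,-0.24,-0.2,0.35,-0.75,-0.41,-1.0],[0.21,-0.24,-0.21,0.34,-0.74,-0.41,-1.0],[0.2,-0.24,-0.22,0.35,-0.75,-0.42,-1.0],[0.19,-0.23,-0.24,0.34,-0.75,-0.41,-1.0],[0.18,-0.24,-0.24,0.35,-0.75,-0.41,-1.0],[0.16,-0.24,-0.25,0.34,-0.74,-0.41,-1.0],[0.14,-0.25,-0.26,0.35,-0.75,-0.42,-1.0],[0.13,-0.25,-0.25,0.34,-0.75,-0.41,-1.0],[0.11,-0.26,-0.26,0.35,-0.74,-0.41,-1.0],[0.1,-0.27,-0.26,0.34,-0.75,-0.41,-1.0]]
7 rows, end err mm [-0.  0.  0.]
[[0.27,-0.1,0.23,0.0,0.0,-0.86,-1.0],[0.28,-0.06,0.23,0.0,0.0,-0.85,-1.0],[0.29,-0.02,0.23,0.0,0.0,-0.86,-1.0],[0.29,0.02,0.23,0.0,0.0,-0.86,-1.0],[0.28,0.07,0.22,0.0,0.0,-0.86,-1.0],[0.27,0.11,0.23,0.0,0.0,-0.85,-1.0],[0.25,0.14,0.23,0.0,0.0,-0.86,-1.0]]
7 rows, end err mm [-0.  -0.1  0. ]
[[0.11,0.11,0.17,0.0,0.0,-0.86,-1.0],[0.1,0.13,0.17,0.0,0.0,-0.85,-1.0],[0.07,0.14,0.18,0.0,0.0,-0.86,-1.0],[0.06,0.15,0.17,0.0,0.0,-0.86,-1.0],[0.03,0.16,0.17,0.0,0.0,-0.86,-1.0],[0.01,0.16,0.17,0.0,0.0,-0.85,-1.0],[-0.02,0.15,0.17,0.0,0.0,-0.86,-1.0]]
```

Emit:
{"op": "send_rows", "data": {"moves": [[0.22, -0.24, -0.2, 0.35, -0.75, -0.41, -1], [0.21, -0.24, -0.21, 0.34, -0.74, -0.41, -1], [0.2, -0.24, -0.22, 0.35, -0.75, -0.42, -1], [0.19, -0.23, -0.24, 0.34, -0.75, -0.41, -1], [0.18, -0.24, -0.24, 0.35, -0.75, -0.41, -1], [0.16, -0.24, -0.25, 0.34, -0.74, -0.41, -1], [0.14, -0.25, -0.26, 0.35, -0.75, -0.42, -1], [0.13, -0.25, -0.25, 0.34, -0.75, -0.41, -1], [0.11, -0.26, -0.26, 0.35, -0.74, -0.41, -1], [0.1, -0.27, -0.26, 0.34, -0.75, -0.41, -1]]}}

```text
time_s: 48.6
position: [0.4798, -0.3299, 0.2797]
tcp_rot: [[0.498, 0.867, -0.004], [0.867, -0.498, -0.002], [-0.004, -0.003, -1.0]]
force: [0.3, 0.1, -0.3]
opening: 0.998
```

Emit:
{"op": "send_rows", "data": {"moves": [[0.27, -0.1, 0.23, 0, 0, -0.86, -1], [0.28, -0.06, 0.23, 0, 0, -0.85, -1], [0.29, -0.02, 0.23, 0, 0, -0.86, -1], [0.29, 0.02, 0.23, 0, 0, -0.86, -1], [0.28, 0.07, 0.22, 0, 0, -0.86, -1], [0.27, 0.11, 0.23, 0, 0, -0.85, -1], [0.25, 0.14, 0.23, 0, 0, -0.86, -1]]}}

```text
time_s: 49.48
position: [0.4875, -0.2793, 0.2385]
tcp_rot: [[-0.505, 0.863, -0.002], [0.863, 0.505, 0.002], [0.003, -0.0, -1.0]]
force: [-0.7, -0.0, -0.2]
opening: 1.002
```

Emit:
{"op": "send_rows", "data": {"moves": [[0.11, 0.11, 0.17, 0, 0, -0.86, -1], [0.1, 0.13, 0.17, 0, 0, -0.85, -1], [0.07, 0.14, 0.18, 0, 0, -0.86, -1], [0.06, 0.15, 0.17, 0, 0, -0.86, -1], [0.03, 0.16, 0.17, 0, 0, -0.86, -1], [0.01, 0.16, 0.17, 0, 0, -0.85, -1], [-0.02, 0.15, 0.17, 0, 0, -0.86, -1], [0, 0, 0, 0, 0, 0, -1]]}}

```text
time_s: 50.48
position: [0.4945, -0.2523, 0.2087]
tcp_rot: [[-1.0, 0.001, -0.002], [0.001, 1.0, 0.002], [0.002, 0.002, -1.0]]
force: [-0.2, -0.5, -0.7]
opening: 0.998
```

```bash
python3 - <<'E'
from plan import *; from kin import *
st();look("w24.png","brush_1")
E
```

```text
t 50.48 p [ 0.4945 -0.2523  0.2087] q [-3.8590e+01  2.3460e+01  9.0670e+01  4.0000e-02  6.6050e+01 -1.2853e+02] x [-1.     0.001  0.002] z [-0.002  0.002 -1.   ] F [-0.2 -0.5 -0.7] open 0.998
brush_1 0.7 [313.8 205. ] [ 0.5373 -0.2547  0.0161]
brush_1_foot 0.63 [505.7 160.2] [0.4683 0.0035 0.0443]
mask 0.67 [305. 135. 326. 252.] ctr [ 0.5077 -0.253   0.0154] z [0.013 0.015 0.017] ends [ 0.4492 -0.255 ] [ 0.6017 -0.2501]
```

View pics/w24.png

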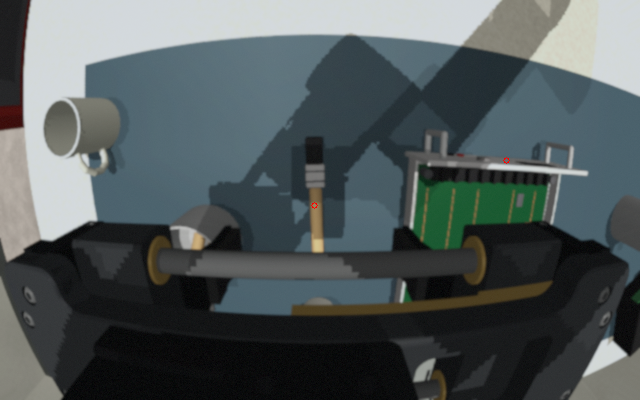

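```bash
python3 - <<'E'
from plan import *; from kin import *
a=plan(np.array([.498,-.2535,.09]),down(181.8),-.6)
plan(np.array([.498,-.2535,-.031]),down(181.8),-.6,start=a,n=6)
E
```

```text
5 rows, end err mm [-0.1 -0.1 -0.1]
[[-0.02,0.0,0.96,0.0,0.0,-0.04,-0.6],[-0.02,-0.01,0.96,0.0,0.0,-0.04,-0.6],[-0.02,0.0,0.96,0.0,0.0,-0.03,-0.6],[-0.02,0.0,0.97,0.0,0.0,-0.04,-0.6],[-0.02,-0.01,0.96,0.0,0.0,-0.04,-0.6]]
6 rows, end err mm [ 0.  -0.  -0.1]
[[0.0,0.0,0.81,0.0,0.0,0.0,-0.6],[0.0,0.0,0.8,0.0,0.0,0.0,-0.6],[0.0,0.0,0.81,0.0,0.0,0.0,-0.6],[0.0,0.0,0.8,0.0,0.0,0.0,-0.6],[0.0,0.0,0.81,0.0,0.0,0.0,-0.6],[0.0,0.0,0.81,0.0,0.0,0.0,-0.6]]
```

Emit:
{"op": "send_rows", "data": {"moves": [[-0.02, 0, 0.96, 0, 0, -0.04, -0.6], [-0.02, -0.01, 0.96, 0, 0, -0.04, -0.6], [-0.02, 0, 0.96, 0, 0, -0.03, -0.6], [-0.02, 0, 0.97, 0, 0, -0.04, -0.6], [-0.02, -0.01, 0.96, 0, 0, -0.04, -0.6], [0, 0, 0.81, 0, 0, 0, -0.6], [0, 0, 0.8, 0, 0, 0, -0.6], [0, 0, 0.81, 0, 0, 0, -0.6], [0, 0, 0.8, 0, 0, 0, -0.6], [0, 0, 0.6, 0, 0, 0, -0.6], [0, 0, 0.5, 0, 0, 0, -0.6], [0, 0, 0.3, 0, 0, 0, -0.6]]}}

```text
time_s: 52.18
position: [0.4983, -0.2535, -0.0258]
tcp_rot: [[-0.999, -0.033, 0.001], [-0.033, 0.999, -0.0], [-0.001, -0.0, -1.0]]
force: [-0.4, -0.1, 0.1]
opening: 0.795
```

```bash
python3 - <<'E'
from plan import *
st();c=cap("wrist");save(c,"w25.png")
E
```

```text
t 52.17 p [ 0.4983 -0.2535 -0.0258] q [-3.8440e+01  4.3880e+01  9.9810e+01  7.0000e-02  3.6250e+01 -1.3039e+02] x [-0.999 -0.033 -0.001] z [ 0.001 -0.    -1.   ] F [-0.4 -0.1  0.1] open 0.795
```

View pics/w25.png

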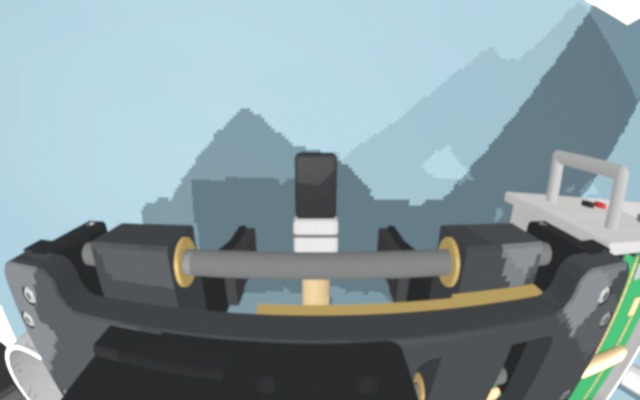

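Ferrule at (316,240) centred between fingers.

Emit:
{"op": "send_rows", "data": {"moves": [[0, 0, 0.2, 0, 0, 0, -0.6], [0, 0, 0, 0, 0, 0, 1], [0, 0, 0, 0, 0, 0, 1], [0, 0, 0, 0, 0, 0, 1], [0, 0, 0, 0, 0, 0, 1], [0, 0, 0, 0, 0, 0, 1], [0, 0, 0, 0, 0, 0, 1], [0, 0, 0, 0, 0, 0, 1]]}}

```text
time_s: 53.22
position: [0.4984, -0.2535, -0.0302]
tcp_rot: [[-0.999, -0.033, 0.001], [-0.033, 0.999, -0.0], [-0.001, -0.0, -1.0]]
force: [-0.3, -0.5, 1.9]
opening: 0.271
```

Emit:
{"op": "send_rows", "data": {"moves": [[0, 0, -0.5, 0, 0, 0, 1], [0, 0, -1, 0, 0, 0, 1], [0, 0, -1, 0, 0, 0, 1], [0, 0, -1, 0, 0, 0, 1], [0, 0, -1, 0, 0, 0, 1], [0, 0, -1, 0, 0, 0, 1], [0, 0, -1, 0, 0, 0, 1], [0, 0, -1, 0, 0, 0, 1], [0, 0, -1, 0, 0, 0, 1], [0, 0, -1, 0, 0, 0, 1], [0, 0, -1, 0, 0, 0, 1], [0, 0, -1, 0, 0, 0, 1]]}}

```text
time_s: 54.72
position: [0.4974, -0.2529, 0.2587]
tcp_rot: [[-0.999, -0.033, 0.001], [-0.033, 0.999, -0.0], [-0.001, -0.0, -1.0]]
force: [0.2, -0.4, -0.6]
opening: 0.269
```

```bash
python3 - <<'E'
from plan import *; from kin import *
st();c=cap("wrist");save(c,"w26.png")
a=plan([.47,-.29,.32],down(120),1)
b=plan([.45,-.33,.35],down(60),1,start=a)
d=plan([.46,-.35,.35],hand(10,50),1,start=b)
E
```

```text
t 54.73 p [ 0.4974 -0.2529  0.2587] q [-3.8450e+01  2.0540e+01  8.6760e+01  4.0000e-02  7.2620e+01 -1.3038e+02] x [-0.999 -0.033 -0.001] z [ 0.001 -0.    -1.   ] F [ 0.2 -0.4 -0.6] open 0.269
7 rows, end err mm [-0.1 -0.1  0.1]
[[0.17,-0.2,-0.33,0.0,0.01,0.88,1.0],[0.14,-0.22,-0.33,0.0,0.0,0.89,1.0],[0.11,-0.25,-0.33,0.0,0.01,0.88,1.0],[0.06,-0.25,-0.33,0.0,0.01,0.89,1.0],[0.03,-0.26,-0.33,0.0,0.01,0.88,1.0],[-0.02,-0.27,-0.33,0.0,0.0,0.89,1.0],[-0.05,-0.26,-0.33,0.0,0.01,0.88,1.0]]
7 rows, end err mm [ 0.1 -0.1 -0.1]
[[-0.14,-0.21,-0.17,0.0,0.0,0.86,1.0],[-0.17,-0.19,-0.17,0.0,0.0,0.85,1.0],[-0.2,-0.16,-0.17,0.0,0.0,0.86,1.0],[-0.22,-0.14,-0.17,0.0,0.0,0.86,1.0],[-0.23,-0.09,-0.17,0.0,0.0,0.86,1.0],[-0.25,-0.06,-0.17,0.0,0.0,0.85,1.0],[-0.26,-0.02,-0.17,0.0,0.0,0.86,1.0]]
8 rows, end err mm [0.  0.1 0.1]
[[-0.06,0.09,0.0,-0.27,0.58,0.58,1.0],[-0.05,0.1,0.0,-0.27,0.59,0.59,1.0],[-0.04,0.11,0.0,-0.28,0.58,0.58,1.0],[-0.03,0.1,0.0,-0.27,0.59,0.59,1.0],[-0.02,0.11,0.0,-0.27,0.58,0.58,1.0],[-0.01,0.11,0.0,-0.27,0.59,0.59,1.0],[0.0,0.11,0.02,-0.27,0.58,0.58,1.0],[0.02,0.11,0.01,-0.28,0.58,0.58,1.0]]
```

View pics/w26.png

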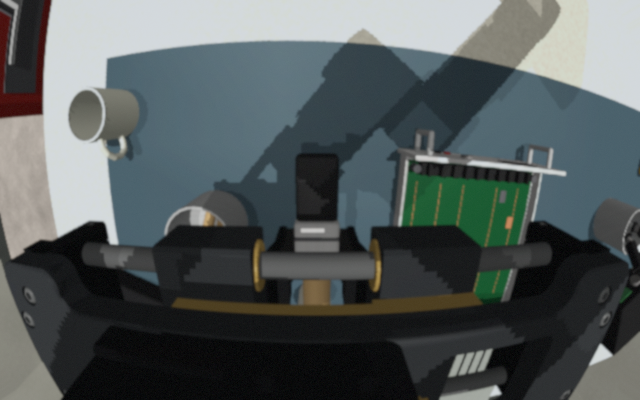

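Emit:
{"op": "send_rows", "data": {"moves": [[0.17, -0.2, -0.33, 0, 0, 0.88, 1], [0.14, -0.22, -0.33, 0, 0, 0.89, 1], [0.11, -0.25, -0.33, 0, 0, 0.88, 1], [0.06, -0.25, -0.33, 0, 0, 0.89, 1], [0.03, -0.26, -0.33, 0, 0, 0.88, 1], [-0.02, -0.27, -0.33, 0, 0, 0.89, 1], [-0.05, -0.26, -0.33, 0, 0, 0.88, 1]]}}

```text
time_s: 55.65
position: [0.468, -0.2889, 0.315]
tcp_rot: [[-0.496, 0.868, 0.001], [0.868, 0.496, 0.0], [-0.0, 0.001, -1.0]]
force: [-0.4, -0.4, -0.6]
opening: 0.272
```

Emit:
{"op": "send_rows", "data": {"moves": [[-0.14, -0.21, -0.17, 0, 0, 0.86, 1], [-0.17, -0.19, -0.17, 0, 0, 0.85, 1], [-0.2, -0.16, -0.17, 0, 0, 0.86, 1], [-0.22, -0.14, -0.17, 0, 0, 0.86, 1], [-0.23, -0.09, -0.17, 0, 0, 0.86, 1], [-0.25, -0.06, -0.17, 0, 0, 0.85, 1], [-0.26, -0.02, -0.17, 0, 0, 0.86, 1]]}}

```text
time_s: 56.52
position: [0.4482, -0.3289, 0.3446]
tcp_rot: [[0.504, 0.864, 0.001], [0.864, -0.504, 0.0], [0.001, 0.001, -1.0]]
force: [-0.2, 0.3, -0.5]
opening: 0.272
```

Emit:
{"op": "send_rows", "data": {"moves": [[-0.06, 0.09, 0, -0.27, 0.58, 0.58, 1], [-0.05, 0.1, 0, -0.27, 0.59, 0.59, 1], [-0.04, 0.11, 0, -0.28, 0.58, 0.58, 1], [-0.03, 0.1, 0, -0.27, 0.59, 0.59, 1], [-0.02, 0.11, 0, -0.27, 0.58, 0.58, 1], [-0.01, 0.11, 0, -0.27, 0.59, 0.59, 1], [0, 0.11, 0, -0.27, 0.58, 0.58, 1], [0.02, 0.11, 0, -0.28, 0.58, 0.58, 1]]}}

```text
time_s: 57.52
position: [0.4577, -0.3494, 0.3455]
tcp_rot: [[0.631, 0.169, 0.757], [0.108, -0.986, 0.13], [0.768, -0.0, -0.64]]
force: [0.5, 0.3, -1.1]
opening: 0.271
```

```bash
python3 - <<'E'
from plan import *; from kin import *
s=st()
c=cap("top");x=c["img"][140:220,390:510,::-1];cv2.imwrite("pics/t27.png",cv2.resize(x,None,fx=6,fy=6,interpolation=cv2.INTER_CUBIC))
R=hand(0,80)
a=plan(np.array([.604,-.442,.275])+.039*R[:,2],R,1)
b=plan(np.array([.604,-.442,.139])+.039*R[:,2],R,1,start=a,n=10)
print(ik(b[0],b[1],s["joint_positions"]))
E
```

```text
t 57.52 p [ 0.4577 -0.3494  0.3455] q [-77.65  13.14 104.57  54.34  70.82 -20.53] x [0.631 0.108 0.768] z [ 0.757  0.13  -0.64 ] F [ 0.5  0.3 -1.1] open 0.271
9 rows, end err mm [ 0.1  0.1 -0.1]
[[0.23,0.55,0.78,-0.1,0.33,0.04,1.0],[0.18,0.54,0.81,-0.1,0.33,0.04,1.0],[0.14,0.53,0.82,-0.1,0.33,0.04,1.0],[0.1,0.51,0.84,-0.1,0.33,0.04,1.0],[0.05,0.49,0.85,-0.1,0.33,0.04,1.0],[0.01,0.48,0.86,-0.1,0.34,0.05,1.0],[-0.04,0.46,0.87,-0.1,0.33,0.04,1.0],[-0.09,0.45,0.87,-0.1,0.33,0.04,1.0],[-0.14,0.43,0.88,-0.1,0.33,0.04,1.0]]
10 rows, end err mm [ 0.   0.1 -0.1]
[[-0.54,0.0,0.09,0.0,0.0,0.0,1.0],[-0.53,0.0,0.1,0.0,0.0,0.0,1.0],[-0.54,0.0,0.09,0.0,0.0,0.0,1.0],[-0.53,0.0,0.1,0.0,0.0,0.0,1.0],[-0.54,0.0,0.09,0.0,0.0,0.0,1.0],[-0.53,0.0,0.09,0.0,0.0,0.0,1.0],[-0.54,0.0,0.1,0.0,0.0,0.0,1.0],[-0.53,0.0,0.09,0.0,0.0,0.0,1.0],[-0.54,0.0,0.09,0.0,0.0,0.0,1.0],[-0.54,0.0,0.1,0.0,0.0,0.0,1.0]]
(array([-67.11241814,  56.62883839, 102.16276714, 107.99707218,
        72.51897602, -69.53865305]), np.float64(3.7864156254840964e-11), np.float64(37.80723285851312))
```

View pics/t27.png

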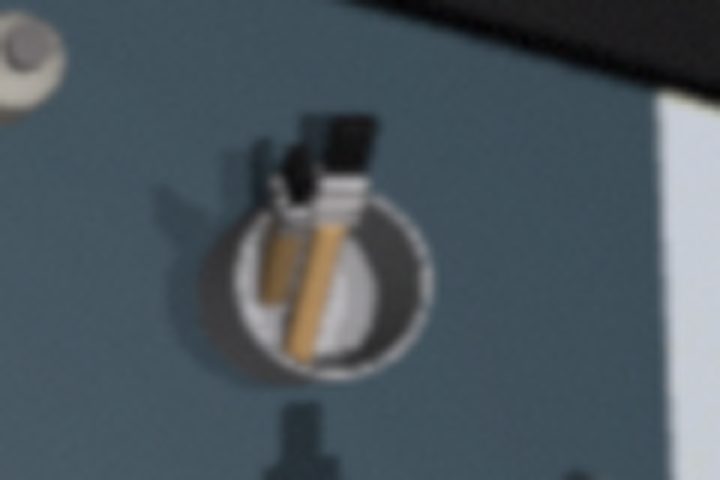

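Emit:
{"op": "send_rows", "data": {"moves": [[0.23, 0.55, 0.78, -0.1, 0.33, 0.04, 1], [0.18, 0.54, 0.81, -0.1, 0.33, 0.04, 1], [0.14, 0.53, 0.82, -0.1, 0.33, 0.04, 1], [0.1, 0.51, 0.84, -0.1, 0.33, 0.04, 1], [0.05, 0.49, 0.85, -0.1, 0.33, 0.04, 1], [0.01, 0.48, 0.86, -0.1, 0.34, 0.05, 1], [-0.04, 0.46, 0.87, -0.1, 0.33, 0.04, 1], [-0.09, 0.45, 0.87, -0.1, 0.33, 0.04, 1], [-0.14, 0.43, 0.88, -0.1, 0.33, 0.04, 1], [0, 0, 0, 0, 0, 0, 1], [0, 0, 0, 0, 0, 0, 1]]}}

```text
time_s: 58.95
position: [0.6451, -0.4424, 0.272]
tcp_rot: [[0.175, 0.008, 0.985], [0.01, -1.0, 0.006], [0.985, 0.009, -0.175]]
force: [0.1, 0.4, -0.5]
opening: 0.272
```

```bash
python3 - <<'E'
from plan import *; from kin import *
s=st();print("obj",s["position"]-.039*s["tcp_rot"][:,2])
c=cap("scene");x=c["img"][90:190,210:330,::-1];cv2.imwrite("pics/s28.png",cv2.resize(x,None,fx=6,fy=6))
R=hand(0,80)
b=plan(np.array([.603,-.443,.139])+.039*R[:,2],R,1,n=10)
E
```

```text
t 58.95 p [ 0.6451 -0.4424  0.272 ] q [-66.96  41.52 102.09 102.52  68.55 -54.49] x [0.175 0.01  0.985] z [ 0.985  0.006 -0.175] F [ 0.1  0.4 -0.5] open 0.272
obj [ 0.60670642 -0.44264578  0.27876887]
10 rows, end err mm [ 0.   0.  -0.1]
[[-0.55,0.0,0.08,0.0,0.0,0.01,1.0],[-0.56,-0.01,0.09,-0.01,0.0,0.0,1.0],[-0.55,0.0,0.08,0.0,0.0,0.01,1.0],[-0.56,0.0,0.09,0.0,0.0,0.0,1.0],[-0.55,-0.01,0.08,-0.01,0.0,0.01,1.0],[-0.56,0.0,0.08,0.0,0.0,0.01,1.0],[-0.55,0.0,0.09,0.0,0.0,0.0,1.0],[-0.56,0.0,0.08,-0.01,0.0,0.01,1.0],[-0.55,0.0,0.09,0.0,0.0,0.01,1.0],[-0.56,0.0,0.08,0.0,0.0,0.0,1.0]]
```

View pics/s28.png

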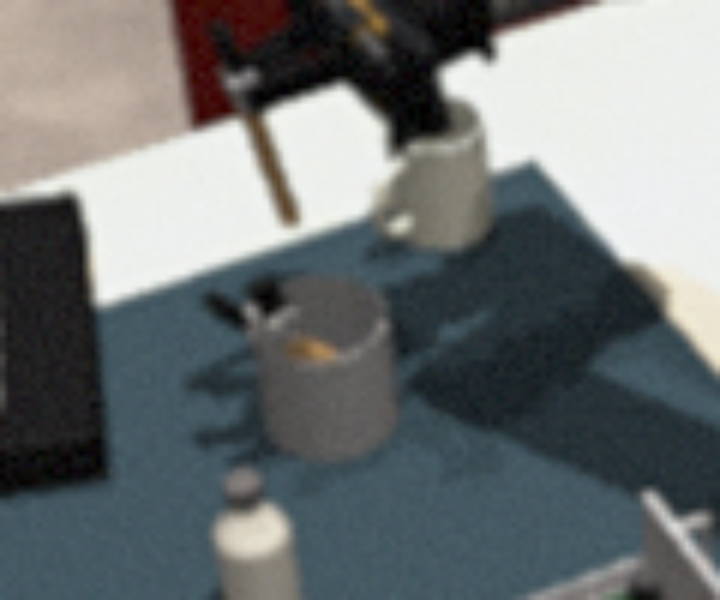

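Emit:
{"op": "send_rows", "data": {"moves": [[-0.55, 0, 0.08, 0, 0, 0, 1], [-0.56, 0, 0.09, 0, 0, 0, 1], [-0.55, 0, 0.08, 0, 0, 0, 1], [-0.56, 0, 0.09, 0, 0, 0, 1], [-0.55, 0, 0.08, 0, 0, 0, 1]]}}

```text
time_s: 59.62
position: [0.6433, -0.4436, 0.2001]
tcp_rot: [[0.174, 0.006, 0.985], [0.009, -1.0, 0.005], [0.985, 0.008, -0.175]]
force: [-0.6, -0.7, -0.5]
opening: 0.272
```

```bash
python3 - <<'E'
from plan import *; from kin import *
s=st();o=s["position"]-.039*s["tcp_rot"][:,2];print("obj",o, "foot",o-.1255*s["tcp_rot"][:,0])
c=cap("scene");x=c["img"][90:190,210:330,::-1];cv2.imwrite("pics/s29.png",cv2.resize(x,None,fx=6,fy=6))
R=hand(0,80)
b=plan(np.array([.603,-.443,.139])+.039*R[:,2],R,1,n=6)
E
```

```text
t 59.62 p [ 0.6433 -0.4436  0.2001] q [-67.18  49.17 102.57 105.35  70.59 -62.83] x [0.174 0.009 0.985] z [ 0.985  0.005 -0.175] F [-0.6 -0.7 -0.5] open 0.272
obj [ 0.60486308 -0.44382397  0.20691529] foot [ 0.58296573 -0.4449319   0.08334535]
6 rows, end err mm [-0.1 -0.  -0. ]
[[-0.43,0.0,0.07,-0.01,0.0,0.01,1.0],[-0.43,-0.01,0.07,0.0,0.01,0.0,1.0],[-0.43,0.0,0.06,-0.01,0.0,0.01,1.0],[-0.44,0.0,0.07,0.0,0.0,0.0,1.0],[-0.43,-0.01,0.07,-0.01,0.01,0.01,1.0],[-0.43,0.0,0.06,0.0,0.0,0.01,1.0]]
```

View pics/s29.png

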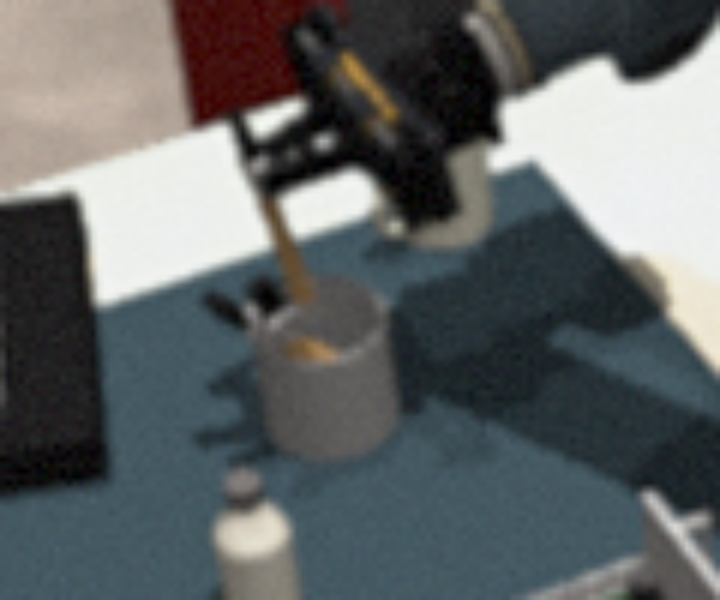

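Emit:
{"op": "send_rows", "data": {"moves": [[-0.43, -0.12, 0.07, 0, 0, 0, 1], [-0.43, 0, 0.07, 0, 0, 0, 1], [-0.43, 0, 0.06, 0, 0, 0, 1], [-0.44, 0, 0.07, 0, 0, 0, 1], [-0.43, 0, 0.07, 0, 0, 0, 1], [-0.4, 0, 0.06, 0, 0, 0, 1], [0, 0, 0, 0, 0, 0, 1]]}}

```text
time_s: 60.55
position: [0.6419, -0.441, 0.1356]
tcp_rot: [[0.175, 0.007, 0.985], [0.008, -1.0, 0.005], [0.985, 0.007, -0.175]]
force: [0.6, -0.5, 0.2]
opening: 0.27
```

Emit:
{"op": "send_rows", "data": {"moves": [[0, 0, 0, 0, 0, 0, 0.15], [0, 0, 0, 0, 0, 0, 0.15], [0, 0, 0, 0, 0, 0, 0.15], [0, 0, 0, 0, 0, 0, 0.15], [0, 0, -0.3, 0, 0, 0, 0.15], [0, 0, -0.6, 0, 0, 0, 0.15], [0, 0, -1, 0, 0, 0, 0.15], [0, 0, -1, 0, 0, 0, 0.15], [0, 0, -1, 0, 0, 0, -0.4], [0.5, 0, -1, 0, 0, 0, -1], [1, 0, 0, 0, 0, 0, -1], [1, 0, 0, 0, 0, 0, -1]]}}

```text
time_s: 62.05
position: [0.5309, -0.4419, 0.2202]
tcp_rot: [[0.174, 0.004, 0.985], [0.008, -1.0, 0.003], [0.985, 0.007, -0.174]]
force: [-0.2, -0.3, -0.4]
opening: 0.794
```

```bash
python3 - <<'E'
from plan import *; from kin import *
s=st()
c=cap("scene");x=c["img"][90:190,210:330,::-1];cv2.imwrite("pics/s30.png",cv2.resize(x,None,fx=6,fy=6))
R=down(-85)
print(ik(np.array([.633,-.034,.2]),R,[-14,25,85,0,70,160]))
a=plan([.52,-.33,.30],down(20),-1)
b=plan([.57,-.19,.26],down(-32),-1,start=a)
d=plan([.615,-.04,.22],down(-85),-1,start=b)
E
```

```text
t 62.05 p [ 0.5309 -0.4419  0.2202] q [-79.45  45.75 110.97  95.55  76.69 -66.87] x [0.174 0.008 0.985] z [ 0.985  0.003 -0.174] F [-0.2 -0.3 -0.4] open 0.794
(array([-1.31591986e+01,  3.01790297e+01,  7.99453210e+01,  7.39707711e-13,
        6.98756492e+01,  1.61840801e+02]), np.float64(2.1883883594142617e-10), np.float64(1.739198625351463))
9 rows, end err mm [ 0.1 -0.1  0.1]
[[0.33,-0.49,-0.11,0.16,-0.88,-0.18,-1.0],[0.33,-0.49,-0.14,0.16,-0.88,-0.17,-1.0],[0.31,-0.48,-0.18,0.16,-0.88,-0.18,-1.0],[0.3,-0.48,-0.21,0.16,-0.88,-0.17,-1.0],[0.28,-0.47,-0.25,0.15,-0.88,-0.18,-1.0],[0.25,-0.48,-0.27,0.16,-0.88,-0.18,-1.0],[0.23,-0.47,-0.3,0.16,-0.88,-0.17,-1.0],[0.19,-0.47,-0.32,0.16,-0.88,-0.18,-1.0],[0.16,-0.48,-0.33,0.16,-0.88,-0.18,-1.0]]
7 rows, end err mm [ 0.   0.  -0.1]
[[0.54,-0.65,0.23,0.0,0.0,0.74,-1.0],[0.45,-0.72,0.23,0.0,0.0,0.75,-1.0],[0.36,-0.78,0.23,0.0,0.0,0.74,-1.0],[0.25,-0.81,0.23,0.0,0.0,0.74,-1.0],[0.15,-0.83,0.23,0.0,0.0,0.75,-1.0],[0.03,-0.85,0.23,0.0,0.0,0.74,-1.0],[-0.07,-0.85,0.23,0.0,0.0,0.74,-1.0]]
7 rows, end err mm [ 0.1 -0.1 -0. ]
[[-0.24,-0.86,0.23,0.0,0.0,0.76,-1.0],[-0.34,-0.83,0.23,0.0,0.0,0.75,-1.0],[-0.46,-0.77,0.23,0.0,0.0,0.76,-1.0],[-0.55,-0.7,0.22,0.0,0.0,0.76,-1.0],[-0.64,-0.63,0.23,0.0,0.0,0.76,-1.0],[-0.71,-0.54,0.23,0.0,0.0,0.75,-1.0],[-0.78,-0.44,0.23,0.0,0.0,0.76,-1.0]]
```

View pics/s30.png

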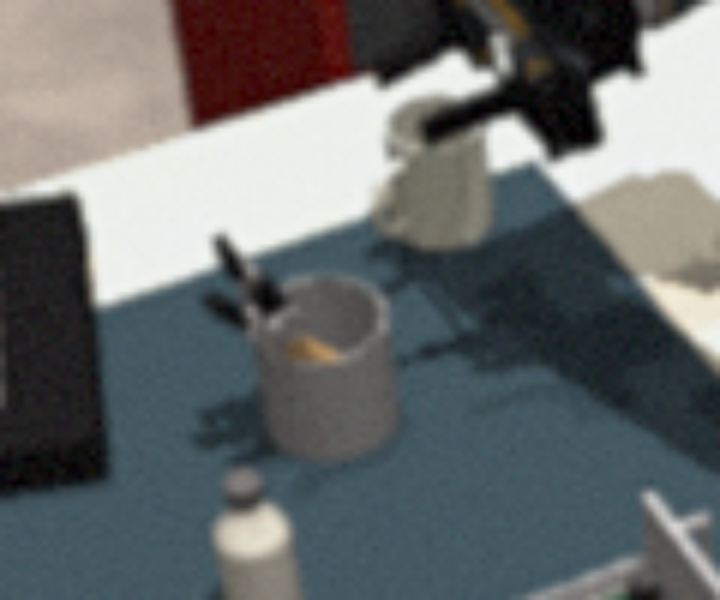

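Emit:
{"op": "send_rows", "data": {"moves": [[0.33, -0.49, -0.11, 0.16, -0.88, -0.18, -1], [0.33, -0.49, -0.14, 0.16, -0.88, -0.17, -1], [0.31, -0.48, -0.18, 0.16, -0.88, -0.18, -1], [0.3, -0.48, -0.21, 0.16, -0.88, -0.17, -1], [0.28, -0.47, -0.25, 0.15, -0.88, -0.18, -1], [0.25, -0.48, -0.27, 0.16, -0.88, -0.18, -1], [0.23, -0.47, -0.3, 0.16, -0.88, -0.17, -1], [0.19, -0.47, -0.32, 0.16, -0.88, -0.18, -1], [0.16, -0.48, -0.33, 0.16, -0.88, -0.18, -1]]}}

```text
time_s: 63.22
position: [0.5192, -0.3299, 0.2966]
tcp_rot: [[0.939, 0.343, -0.01], [0.343, -0.939, 0.002], [-0.008, -0.005, -1.0]]
force: [0.6, 0.2, -0.6]
opening: 1.0
```

Emit:
{"op": "send_rows", "data": {"moves": [[0.54, -0.65, 0.23, 0, 0, 0.74, -1], [0.45, -0.72, 0.23, 0, 0, 0.75, -1], [0.36, -0.78, 0.23, 0, 0, 0.74, -1], [0.25, -0.81, 0.23, 0, 0, 0.74, -1], [0.15, -0.83, 0.23, 0, 0, 0.75, -1], [0.03, -0.85, 0.23, 0, 0, 0.74, -1], [-0.07, -0.85, 0.23, 0, 0, 0.74, -1]]}}

```text
time_s: 64.1
position: [0.5688, -0.1892, 0.2549]
tcp_rot: [[0.846, -0.533, -0.007], [-0.533, -0.846, 0.005], [-0.008, -0.0, -1.0]]
force: [0.3, 0.3, -0.6]
opening: 1.002
```

```bash
python3 - <<'E'
from plan import *; from kin import *
s=st()
d=plan([.615,-.04,.22],down(-83),-1)
c=cap("top")
for v in range(140,166,2): print(v,np.round(w_depth(c,[318,335],[v,v]),3).tolist())
E
```

```text
t 64.1 p [ 0.5688 -0.1892  0.2549] q [-2.909e+01  2.454e+01  8.079e+01  5.000e-02  7.514e+01  9.309e+01] x [ 0.846 -0.533 -0.008] z [-0.007  0.005 -1.   ] F [ 0.3  0.3 -0.6] open 1.002
7 rows, end err mm [-0.1 -0.1 -0.1]
[[-0.23,-0.86,0.2,0.0,0.01,0.73,-1.0],[-0.34,-0.83,0.2,0.0,0.0,0.72,-1.0],[-0.43,-0.77,0.2,0.01,0.01,0.73,-1.0],[-0.54,-0.72,0.21,0.0,0.0,0.72,-1.0],[-0.62,-0.64,0.2,0.0,0.01,0.73,-1.0],[-0.69,-0.56,0.2,0.01,0.01,0.72,-1.0],[-0.76,-0.46,0.2,0.0,0.0,0.73,-1.0]]
140 [[0.74, -0.015, 0.094], [0.74, -0.068, 0.091]]
142 [[0.733, -0.015, 0.096], [0.732, -0.068, 0.097]]
144 [[0.728, -0.015, 0.093], [0.727, -0.068, 0.094]]
146 [[0.72, -0.014, 0.097], [0.72, -0.068, 0.097]]
148 [[0.714, -0.014, 0.096], [0.715, -0.068, 0.087]]
150 [[0.721, -0.014, 0.022], [0.72, -0.07, 0.021]]
152 [[0.714, -0.014, 0.022], [0.714, -0.07, 0.019]]
154 [[0.708, -0.014, 0.021], [0.708, -0.07, 0.015]]
156 [[0.701, -0.014, 0.019], [0.7, -0.07, 0.024]]
158 [[0.695, -0.014, 0.019], [0.694, -0.07, 0.019]]
160 [[0.689, -0.014, 0.016], [0.687, -0.07, 0.021]]
162 [[0.682, -0.014, 0.017], [0.681, -0.07, 0.019]]
164 [[0.675, -0.014, 0.019], [0.675, -0.07, 0.012]]
```

Emit:
{"op": "send_rows", "data": {"moves": [[-0.23, -0.86, 0.2, 0, 0, 0.73, -1], [-0.34, -0.83, 0.2, 0, 0, 0.72, -1], [-0.43, -0.77, 0.2, 0, 0, 0.73, -1], [-0.54, -0.72, 0.21, 0, 0, 0.72, -1], [-0.62, -0.64, 0.2, 0, 0, 0.73, -1], [-0.69, -0.56, 0.2, 0, 0, 0.72, -1], [-0.76, -0.46, 0.2, 0, 0, 0.73, -1], [0, 0, 0, 0, 0, 0, -1]]}}

```text
time_s: 65.15
position: [0.6146, -0.04, 0.2202]
tcp_rot: [[0.131, -0.991, -0.007], [-0.991, -0.131, 0.004], [-0.005, 0.006, -1.0]]
force: [0.6, -0.4, -0.5]
opening: 1.002
```

```bash
python3 - <<'E'
from plan import *; from kin import *
st();look("w31.png","brush_1")
E
```

```text
t 65.15 p [ 0.6146 -0.04    0.2202] q [-1.4170e+01  2.7740e+01  8.0970e+01  1.2000e-01  7.1700e+01  1.5826e+02] x [ 0.131 -0.991 -0.005] z [-0.007  0.004 -1.   ] F [ 0.6 -0.4 -0.5] open 1.002
brush_1 0.66 [299.5 206.1] [ 0.6261 -0.1086  0.4175]
mask 0.96 [290. 141. 311. 248.] ctr [ 0.6339 -0.0249  0.0355] z [0.033 0.035 0.037] ends [ 0.6344 -0.0806] [0.6334 0.0649]
```

View pics/w31.png

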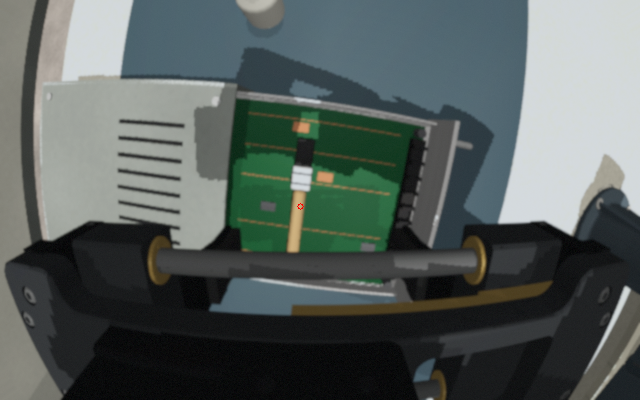

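```bash
python3 - <<'E'
from plan import *; from kin import *
a=plan(np.array([.613,-.033,.06]),down(-84),-1)
b=plan(np.array([.613,-.033,-.011]),down(-84),-1,start=a,n=4)
print(ik(b[0],b[1],[-14,35,90,0,55,160]))
E
```

```text
7 rows, end err mm [ 0.1 -0.1  0.1]
[[-0.05,0.0,0.92,0.0,0.0,0.02,-1.0],[-0.05,0.01,0.92,0.01,0.01,0.02,-1.0],[-0.04,0.01,0.93,0.0,0.0,0.02,-1.0],[-0.05,0.0,0.92,0.0,0.0,0.01,-1.0],[-0.05,0.01,0.92,0.0,0.0,0.02,-1.0],[-0.05,0.0,0.92,0.01,0.01,0.02,-1.0],[-0.05,0.01,0.92,0.0,0.0,0.02,-1.0]]
4 rows, end err mm [ 0.1 -0.1  0.1]
[[0.0,0.0,0.71,0.0,0.0,0.0,-1.0],[0.0,0.0,0.71,0.0,0.0,0.0,-1.0],[0.0,0.0,0.71,0.0,0.0,0.0,-1.0],[0.0,0.0,0.71,0.0,0.0,0.0,-1.0]]
(array([-1.34977404e+01,  4.48405945e+01,  9.12903327e+01, -1.37438833e-02,
        4.38578819e+01,  1.60500725e+02]), np.float64(5.455005336330032e-09), np.float64(3.079275162944981))
```

Emit:
{"op": "send_rows", "data": {"moves": [[-0.05, 0, 0.92, 0, 0, 0.02, -1], [-0.05, 0.01, 0.92, 0.01, 0.01, 0.02, -1], [-0.04, 0.01, 0.93, 0, 0, 0.02, -1], [-0.05, 0, 0.92, 0, 0, 0.01, -1], [-0.05, 0.01, 0.92, 0, 0, 0.02, -1], [-0.05, 0, 0.92, 0.01, 0.01, 0.02, -1], [-0.05, 0.01, 0.92, 0, 0, 0.02, -1], [0, 0, 0.7, 0, 0, 0, -1], [0, 0, 0.7, 0, 0, 0, -1]]}}

```text
time_s: 66.47
position: [0.6139, -0.0324, 0.0244]
tcp_rot: [[0.104, -0.995, 0.001], [-0.995, -0.104, -0.0], [0.0, -0.001, -1.0]]
force: [1.0, -0.7, 0.3]
opening: 0.999
```

```bash
python3 - <<'E'
from plan import *
st();c=cap("wrist");save(c,"w32.png")
E
```

```text
t 66.47 p [ 0.6139 -0.0324  0.0244] q [-1.3430e+01  4.1710e+01  9.0590e+01  2.0000e-02  4.7620e+01  1.6059e+02] x [ 0.104 -0.995  0.   ] z [ 0.001 -0.    -1.   ] F [ 1.  -0.7  0.3] open 0.999
```

View pics/w32.png

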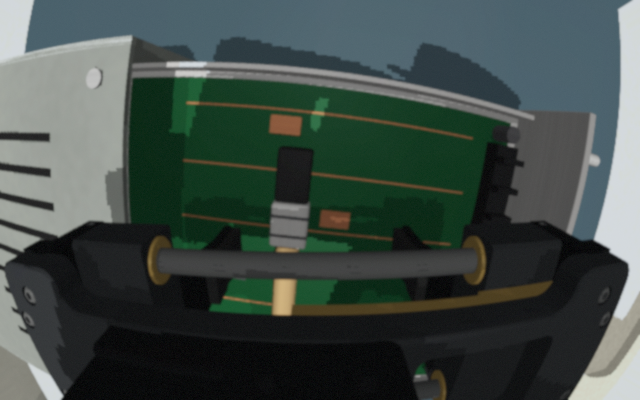

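Emit:
{"op": "send_rows", "data": {"moves": [[0, 0, 0.7, 0, 0, 0, -1], [0, 0, 0.5, 0, 0, 0, -1], [0, 0, 0.2, 0, 0, 0, -1], [0, 0, 0, 0, 0, 0, -1]]}}

```text
time_s: 67.03
position: [0.6134, -0.0315, -0.0104]
tcp_rot: [[0.104, -0.995, -0.0], [-0.995, -0.104, 0.0], [-0.0, 0.0, -1.0]]
force: [-0.6, 0.0, 0.2]
opening: 0.998
```

Emit:
{"op": "send_rows", "data": {"moves": [[0, 0, 0, 0, 0, 0, 0], [0, 0, 0, 0, 0, 0, 1], [0, 0, 0, 0, 0, 0, 1], [0, 0, 0, 0, 0, 0, 1], [0, 0, 0, 0, 0, 0, 1], [0, 0, 0, 0, 0, 0, 1], [0, 0, 0, 0, 0, 0, 1], [0, 0, 0, 0, 0, 0, 1], [0, 0, 0, 0, 0, 0, 1]]}}

```text
time_s: 68.15
position: [0.6136, -0.0316, -0.0099]
tcp_rot: [[0.104, -0.995, 0.001], [-0.995, -0.104, 0.0], [-0.0, -0.001, -1.0]]
force: [0.8, 1.1, 1.4]
opening: 0.289
```

Emit:
{"op": "send_rows", "data": {"moves": [[0, 0, -0.5, 0, 0, 0, 1], [0, 0, -1, 0, 0, 0, 1], [0, 0, -1, 0, 0, 0, 1], [0, 0, -1, 0, 0, 0, 1], [0, 0, -1, 0, 0, 0, 1], [0, 0, -1, 0, 0, 0, 1], [0, 0, -1, 0, 0, 0, 1], [0, 0, -1, 0, 0, 0, 1], [0, 0, -1, 0, 0, 0, 1], [0, 0, -1, 0, 0, 0, 1], [0, 0, -1, 0, 0, 0, 1], [0, 0, -1, 0, 0, 0, 1]]}}

```text
time_s: 69.65
position: [0.6125, -0.0316, 0.2787]
tcp_rot: [[0.104, -0.995, -0.0], [-0.995, -0.104, 0.0], [-0.0, 0.0, -1.0]]
force: [-0.1, -1.1, -0.6]
opening: 0.285
```

```bash
python3 - <<'E'
from plan import *; from kin import *
st();c=cap("wrist");save(c,"w33.png")
c=cap("top");x=c["img"][140:220,390:510,::-1];cv2.imwrite("pics/t33.png",cv2.resize(x,None,fx=6,fy=6,interpolation=cv2.INTER_CUBIC))
a=plan([.52,-.17,.33],down(-35),1)
b=plan([.46,-.28,.35],down(10),1,start=a)
d=plan([.48,-.35,.35],hand(5,50),1,start=b)
E
```

```text
t 69.65 p [ 0.6125 -0.0316  0.2787] q [-1.3380e+01  2.4360e+01  7.7230e+01  1.0000e-02  7.8420e+01  1.6064e+02] x [ 0.104 -0.995 -0.   ] z [-0.  0. -1.] F [-0.1 -1.1 -0.6] open 0.285
7 rows, end err mm [-0.   0.1  0.1]
[[0.73,0.62,-0.28,0.0,0.0,-0.7,1.0],[0.64,0.7,-0.28,-0.01,-0.01,-0.7,1.0],[0.56,0.78,-0.29,0.0,0.0,-0.7,1.0],[0.46,0.84,-0.28,-0.01,-0.01,-0.7,1.0],[0.35,0.89,-0.28,0.0,0.0,-0.7,1.0],[0.24,0.93,-0.28,-0.01,-0.01,-0.7,1.0],[0.12,0.94,-0.28,0.0,0.0,-0.7,1.0]]
6 rows, end err mm [ 0.1 -0.   0. ]
[[0.09,0.83,-0.13,0.0,0.0,-0.75,1.0],[-0.01,0.84,-0.14,0.0,0.0,-0.75,1.0],[-0.13,0.82,-0.13,0.0,0.0,-0.75,1.0],[-0.23,0.81,-0.13,0.0,0.0,-0.75,1.0],[-0.33,0.76,-0.14,0.0,0.0,-0.75,1.0],[-0.43,0.72,-0.13,0.0,0.0,-0.75,1.0]]
6 rows, end err mm [-0.1  0.  -0. ]
[[0.05,0.48,0.0,-0.04,0.83,0.08,1.0],[0.06,0.48,0.01,-0.03,0.84,0.08,1.0],[0.06,0.49,0.02,-0.04,0.83,0.07,1.0],[0.06,0.48,0.04,-0.04,0.83,0.08,1.0],[0.06,0.47,0.04,-0.03,0.83,0.08,1.0],[0.06,0.48,0.06,-0.04,0.84,0.08,1.0]]
```

View pics/w33.png

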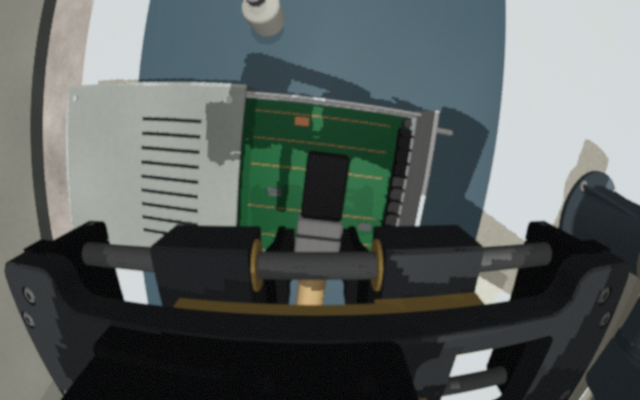

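View pics/t33.png

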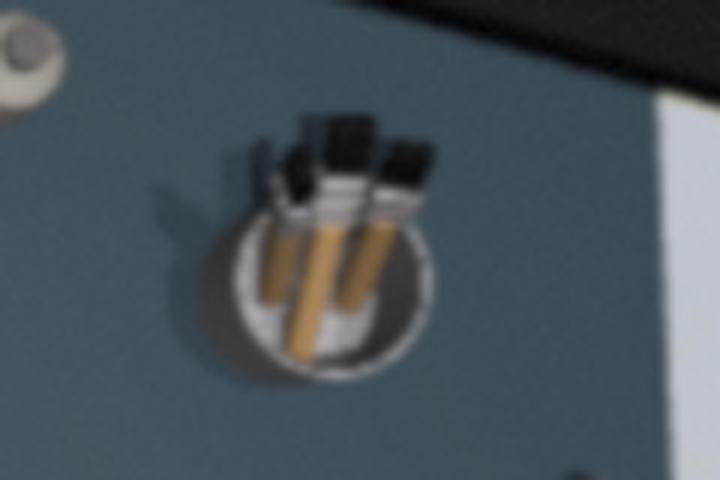

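```bash
python3 - <<'E'
from plan import *
c=cap("top")
for n,p,h in [("b2foot",(447.5,190.8),.015),("b0foot",(440,199),.015),("b3foot",(435,190),.015),("b2ferr",(456,174),.1),("rimR",(462,187),.095),("rimB",(446,203),.095)]:
    print(n,np.round(w_plane(c,*p,h)[0],3),np.round(w_depth(c,*p)[0],3))
E
```

```text
b2foot [ 0.581 -0.439  0.015] [ 0.58  -0.435  0.028]
b0foot [ 0.554 -0.413  0.015] [ 0.553 -0.41   0.025]
b3foot [ 0.584 -0.398  0.015] [ 0.583 -0.396  0.022]
b2ferr [ 0.626 -0.442  0.1  ] [ 0.621 -0.429  0.143]
rimR [ 0.586 -0.461  0.095] [ 0.594 -0.491  0.004]
rimB [ 0.537 -0.41   0.095] [ 0.541 -0.437 -0.001]
```

Emit:
{"op": "send_rows", "data": {"moves": [[0.73, 0.62, -0.28, 0, 0, -0.7, 1], [0.64, 0.7, -0.28, 0, 0, -0.7, 1], [0.56, 0.78, -0.29, 0, 0, -0.7, 1], [0.46, 0.84, -0.28, 0, 0, -0.7, 1], [0.35, 0.89, -0.28, 0, 0, -0.7, 1], [0.24, 0.93, -0.28, 0, 0, -0.7, 1], [0.12, 0.94, -0.28, 0, 0, -0.7, 1]]}}

```text
time_s: 70.68
position: [0.517, -0.1696, 0.3251]
tcp_rot: [[0.821, -0.571, -0.003], [-0.571, -0.821, 0.002], [-0.003, -0.0, -1.0]]
force: [0.3, -0.3, -1.3]
opening: 0.285
```

Emit:
{"op": "send_rows", "data": {"moves": [[0.09, 0.83, -0.13, 0, 0, -0.75, 1], [-0.01, 0.84, -0.14, 0, 0, -0.75, 1], [-0.13, 0.82, -0.13, 0, 0, -0.75, 1], [-0.23, 0.81, -0.13, 0, 0, -0.75, 1], [-0.33, 0.76, -0.14, 0, 0, -0.75, 1], [-0.43, 0.72, -0.13, 0, 0, -0.75, 1]]}}

```text
time_s: 71.42
position: [0.4575, -0.2794, 0.3449]
tcp_rot: [[0.984, 0.177, -0.002], [0.177, -0.984, 0.003], [-0.002, -0.003, -1.0]]
force: [-0.6, 0.0, -0.4]
opening: 0.29
```

Emit:
{"op": "send_rows", "data": {"moves": [[0.05, 0.48, 0, -0.04, 0.83, 0.08, 1], [0.06, 0.48, 0.01, -0.03, 0.84, 0.08, 1], [0.06, 0.49, 0.02, -0.04, 0.83, 0.07, 1], [0.06, 0.48, 0.04, -0.04, 0.83, 0.08, 1], [0.06, 0.47, 0.04, -0.03, 0.83, 0.08, 1], [0.06, 0.48, 0.06, -0.04, 0.84, 0.08, 1], [0, 0, 0, 0, 0, 0, 1]]}}

```text
time_s: 72.3
position: [0.4764, -0.3492, 0.343]
tcp_rot: [[0.643, 0.082, 0.762], [0.046, -0.997, 0.068], [0.765, -0.009, -0.644]]
force: [0.1, -0.0, -1.0]
opening: 0.287
```

```bash
python3 - <<'E'
from plan import *; from kin import *
s=st()
R=hand(0,85)
a=plan(np.array([.573,-.4455,.275])+.039*R[:,2],R,1)
print(ik(np.array([.573,-.4455,.14])+.039*R[:,2],R,s["joint_positions"]))
E
```

```text
t 72.3 p [ 0.4764 -0.3492  0.343 ] q [-74.7   12.34 105.94  56.22  64.91 -16.18] x [0.643 0.046 0.765] z [ 0.762  0.068 -0.644] F [ 0.1 -0.  -1. ] open 0.287
8 rows, end err mm [0.1 0.  0. ]
[[0.14,0.54,0.71,-0.06,0.44,0.02,1.0],[0.09,0.53,0.73,-0.06,0.44,0.01,1.0],[0.03,0.52,0.74,-0.05,0.44,0.02,1.0],[-0.03,0.52,0.74,-0.06,0.44,0.02,1.0],[-0.08,0.51,0.74,-0.06,0.43,0.02,1.0],[-0.13,0.5,0.74,-0.06,0.44,0.01,1.0],[-0.19,0.49,0.74,-0.05,0.44,0.02,1.0],[-0.24,0.49,0.72,-0.06,0.44,0.02,1.0]]
(array([-70.81375347,  59.31806142, 103.79015162, 107.0161294 ,
        79.71623999, -73.80507049]), np.float64(1.9244009163976727e-10), np.float64(36.17984837520001))
```

Emit:
{"op": "send_rows", "data": {"moves": [[0.14, 0.54, 0.71, -0.06, 0.44, 0.02, 1], [0.09, 0.53, 0.73, -0.06, 0.44, 0.01, 1], [0.03, 0.52, 0.74, -0.05, 0.44, 0.02, 1], [-0.03, 0.52, 0.74, -0.06, 0.44, 0.02, 1], [-0.08, 0.51, 0.74, -0.06, 0.43, 0.02, 1], [-0.13, 0.5, 0.74, -0.06, 0.44, 0.01, 1], [-0.19, 0.49, 0.74, -0.05, 0.44, 0.02, 1], [-0.24, 0.49, 0.72, -0.06, 0.44, 0.02, 1], [0, 0, 0, 0, 0, 0, 1], [0, 0, 0, 0, 0, 0, 1]]}}

```text
time_s: 73.55
position: [0.6153, -0.4445, 0.2771]
tcp_rot: [[0.084, 0.007, 0.996], [0.008, -1.0, 0.007], [0.996, 0.008, -0.084]]
force: [0.3, 0.4, 0.6]
opening: 0.285
```

```bash
python3 - <<'E'
from plan import *; from kin import *
s=st();o=s["position"]-.039*s["tcp_rot"][:,2];print("obj",o,"foot",o-.126*s["tcp_rot"][:,0])
c=cap("wrist");save(c,"w34.png")
c=cap("scene");im=c["img"][:,:,::-1].copy();
f=[.562,-.433,o[2]-.125]
for P in ([.562,-.433,o[2]-.125],[.562,-.433,.095],[.562,-.433,.01]):
    u,v=proj(c,P)[0];cv2.circle(im,(int(round(u)),int(round(v))),1,(0,0,255),1)
cv2.imwrite("pics/s34.png",cv2.resize(im[90:190,210:330],None,fx=6,fy=6))
R=hand(0,85)
plan(np.array([.573,-.4455,.14])+.039*R[:,2],R,1,n=10)
E
```

```text
t 73.55 p [ 0.6153 -0.4445  0.2771] q [-70.51  43.67 104.86 103.96  75.98 -59.89] x [0.084 0.008 0.996] z [ 0.996  0.007 -0.084] F [0.3 0.4 0.6] open 0.285
obj [ 0.57640369 -0.44473936  0.28043262] foot [ 0.56578351 -0.44578866  0.15488538]
10 rows, end err mm [-0.1 -0.1 -0. ]
[[-0.56,0.0,0.04,0.0,0.0,0.01,1.0],[-0.57,-0.01,0.03,-0.01,0.0,0.0,1.0],[-0.56,0.0,0.04,0.0,-0.01,0.01,1.0],[-0.57,0.0,0.03,0.0,0.0,0.0,1.0],[-0.56,0.0,0.04,0.0,0.0,0.01,1.0],[-0.57,0.0,0.04,-0.01,0.0,0.0,1.0],[-0.56,-0.01,0.03,0.0,0.0,0.01,1.0],[-0.57,0.0,0.04,0.0,-0.01,0.01,1.0],[-0.56,0.0,0.04,-0.01,0.0,0.0,1.0],[-0.57,0.01,0.03,0.0,0.0,0.01,1.0]]
```

View pics/s34.png

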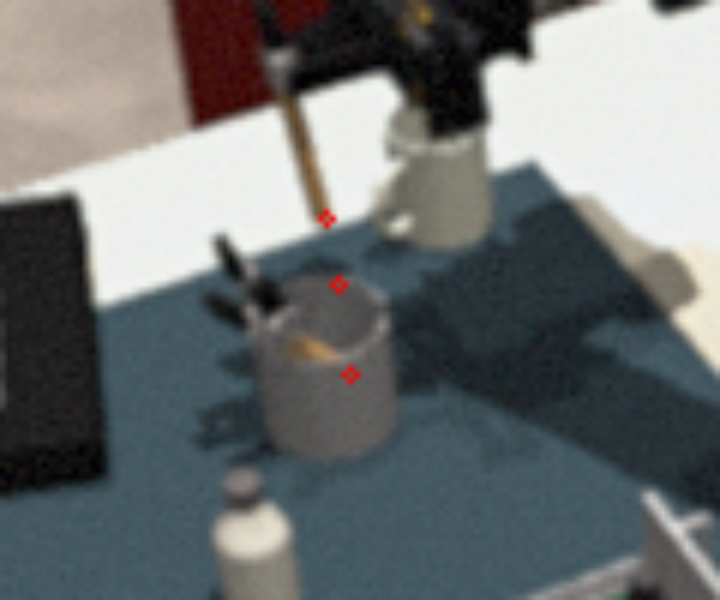

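View pics/w34.png

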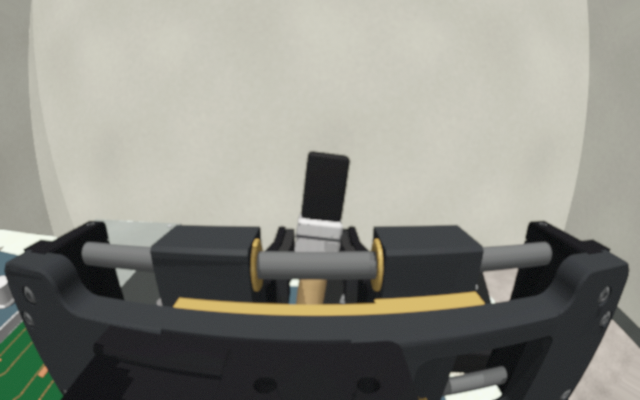

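Emit:
{"op": "send_rows", "data": {"moves": [[-0.56, -0.12, 0.04, 0, 0, 0, 1], [-0.57, 0, 0.03, 0, 0, 0, 1], [-0.56, 0, 0.04, 0, 0, 0, 1], [-0.57, 0, 0.03, 0, 0, 0, 1], [-0.56, 0, 0.04, 0, 0, 0, 1]]}}

```text
time_s: 74.28
position: [0.6132, -0.4435, 0.2044]
tcp_rot: [[0.084, 0.004, 0.996], [0.007, -1.0, 0.004], [0.996, 0.007, -0.084]]
force: [0.6, -0.1, -0.3]
opening: 0.288
```

```bash
python3 - <<'E'
from plan import *; from kin import *
s=st();o=s["position"]-.039*s["tcp_rot"][:,2];print("obj",o)
c=cap("scene");x=c["img"][90:190,210:330,::-1];cv2.imwrite("pics/s35.png",cv2.resize(x,None,fx=6,fy=6))
R=hand(0,85)
plan(np.array([.573,-.4425,.14])+.039*R[:,2],R,1,n=6)
E
```

```text
t 74.28 p [ 0.6132 -0.4435  0.2044] q [-70.66  51.77 105.18 105.87  78.16 -68.19] x [0.084 0.007 0.996] z [ 0.996  0.004 -0.084] F [ 0.6 -0.1 -0.3] open 0.288
obj [ 0.57433306 -0.44363896  0.20764145]
6 rows, end err mm [-0.  -0.   0.1]
[[-0.44,-0.01,0.03,0.0,0.0,0.0,1.0],[-0.43,0.0,0.03,-0.01,0.0,0.01,1.0],[-0.44,-0.01,0.03,0.0,0.0,0.0,1.0],[-0.43,-0.01,0.03,0.0,0.0,0.01,1.0],[-0.44,0.0,0.03,-0.01,0.0,0.0,1.0],[-0.43,-0.01,0.03,0.0,0.0,0.01,1.0]]
```

View pics/s35.png

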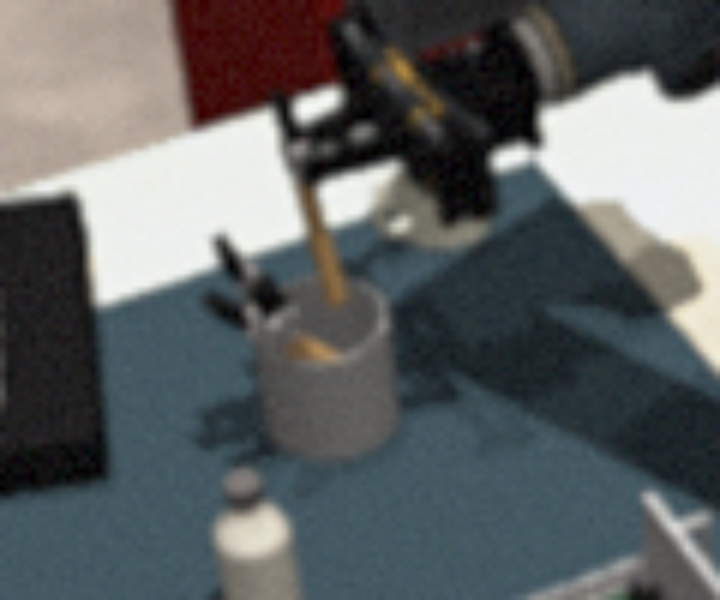

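Emit:
{"op": "send_rows", "data": {"moves": [[-0.44, 0, 0.03, 0, 0, 0, 1], [-0.43, 0, 0.03, 0, 0, 0, 1], [-0.44, -0.04, 0.03, 0, 0, 0, 1], [-0.43, 0, 0.03, 0, 0, 0, 1], [-0.44, 0, 0.03, 0, 0, 0, 1], [-0.43, 0, 0.03, 0, 0, 0, 1], [0, 0, 0, 0, 0, 0, 1]]}}

```text
time_s: 75.2
position: [0.6122, -0.4428, 0.1393]
tcp_rot: [[0.084, 0.004, 0.996], [0.007, -1.0, 0.004], [0.996, 0.006, -0.084]]
force: [0.4, 0.3, -0.6]
opening: 0.284
```

Emit:
{"op": "send_rows", "data": {"moves": [[0, 0, 0, 0, 0, 0, 0.15], [0, 0, 0, 0, 0, 0, 0.15], [0, 0, 0, 0, 0, 0, 0.15], [0, 0, 0, 0, 0, 0, 0.15], [0, 0, -0.3, 0, 0, 0, 0.15], [0, 0, -0.6, 0, 0, 0, 0.15], [0, 0, -1, 0, 0, 0, 0.15], [0, 0, -1, 0, 0, 0, 0.15], [0, 0, -1, 0, 0, 0, -0.4], [0.5, 0, -1, 0, 0, 0, -1], [1, 0, 0, 0, 0, 0, -1], [1, 0, 0, 0, 0, 0, -1]]}}

```text
time_s: 76.7
position: [0.494, -0.4436, 0.2135]
tcp_rot: [[0.084, 0.002, 0.996], [0.006, -1.0, 0.001], [0.996, 0.006, -0.084]]
force: [-0.1, 0.1, -0.4]
opening: 0.788
```

```bash
python3 - <<'E'
from plan import *; from kin import *
s=st()
c=cap("scene");x=c["img"][90:190,210:330,::-1];cv2.imwrite("pics/s36.png",cv2.resize(x,None,fx=6,fy=6))
save(c,"s36f.png")
c=cap("top");save(c,"t36.png")
x=c["img"][140:220,390:510,::-1];cv2.imwrite("pics/t36c.png",cv2.resize(x,None,fx=6,fy=6))
pots()
E
```

```text
t 76.7 p [ 0.494  -0.4436  0.2135] q [-84.47  50.29 112.83  93.82  83.83 -73.45] x [0.084 0.006 0.996] z [ 0.996  0.001 -0.084] F [-0.1  0.1 -0.4] open 0.788
top pot [ 0.588  -0.4094] free r 0.0478 44 0.86
top pot [0.5721 0.4017] free r 0.0478 91 0.68
scene pot [ 0.5889 -0.4095] free r 0.0472 54 0.94
scene pot [0.575  0.4037] free r 0.0479 74 0.88
```

View pics/s36.png

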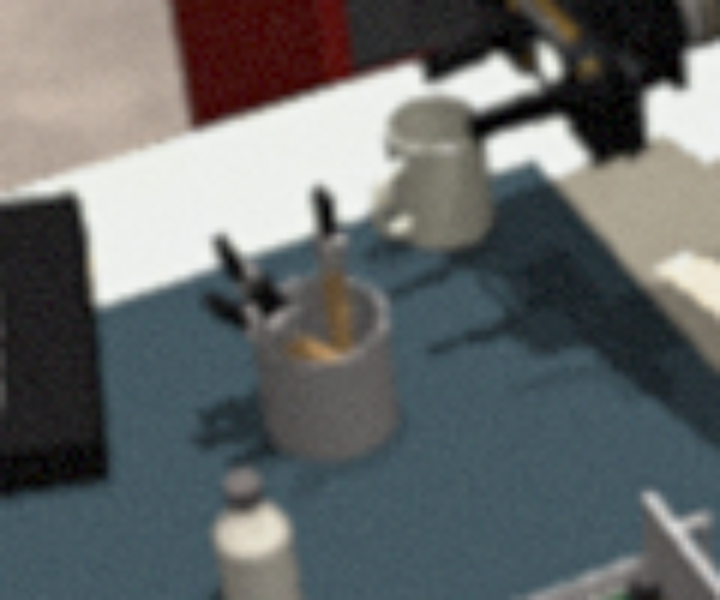

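View pics/t36.png

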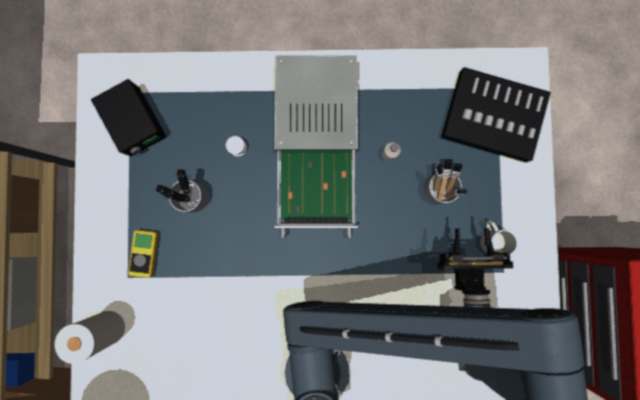

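View pics/t36c.png

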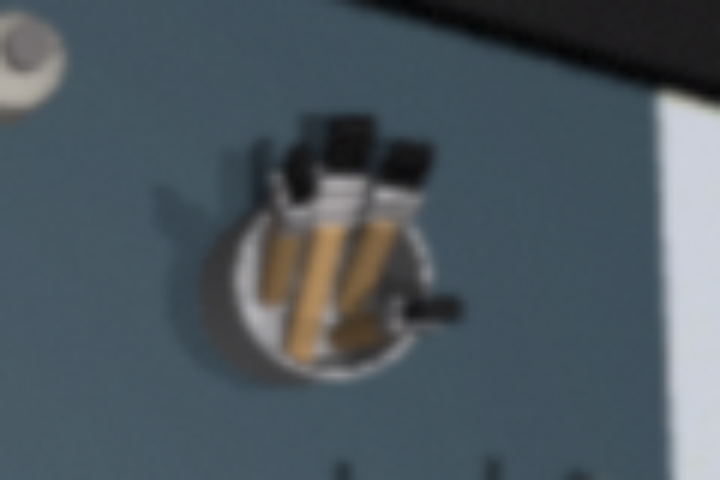

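```bash
python3 - <<'E'
from plan import *; from kin import *
c=cap("top")
for u in (300,318,340):
  print([ [v]+np.round(w_depth(c,u,v)[0],3).tolist() for v in range(219,234,2)])
a=plan([.42,-.33,.34],hand(0,40),1)
b=plan([.415,-.012,.25],down(0),1,start=a)
d=plan([.415,-.012,.007],down(0),1,start=b)
print(ik(d[0],d[1],[-15,30,90,0,60,90]),ik(np.array([.70,-.012,.007]),d[1],[-10,30,90,0,60,90]))
E
```

```text
[[219, 0.494, 0.047, 0.043], [221, 0.488, 0.047, 0.049], [223, 0.482, 0.048, 0.018], [225, 0.475, 0.048, 0.025], [227, 0.469, 0.045, 0.093], [229, 0.462, 0.049, -0.004], [231, 0.455, 0.049, -0.003], [233, 0.449, 0.049, 0.001]]
[[219, 0.494, -0.011, 0.033], [221, 0.487, -0.011, 0.037], [223, 0.481, -0.011, 0.015], [225, 0.474, -0.011, 0.019], [227, 0.468, -0.011, 0.095], [229, 0.461, -0.011, -0.001], [231, 0.454, -0.01, 0.002], [233, 0.448, -0.01, 0.007]]
[[219, 0.493, -0.082, 0.037], [221, 0.486, -0.082, 0.036], [223, 0.48, -0.083, 0.019], [225, 0.473, -0.083, 0.022], [227, 0.467, -0.079, 0.096], [229, 0.46, -0.083, -0.003], [231, 0.453, -0.083, -0.0], [233, 0.447, -0.083, 0.002]]
8 rows, end err mm [0.1 0.  0. ]
[[0.61,-0.56,-0.43,0.0,-0.56,0.01,1.0],[0.56,-0.56,-0.48,0.0,-0.57,0.0,1.0],[0.52,-0.57,-0.54,0.0,-0.56,0.01,1.0],[0.46,-0.56,-0.58,0.0,-0.57,0.0,1.0],[0.39,-0.57,-0.63,0.0,-0.56,0.01,1.0],[0.34,-0.56,-0.66,0.0,-0.57,0.0,1.0],[0.26,-0.56,-0.7,0.0,-0.56,0.01,1.0],[0.2,-0.57,-0.71,0.0,-0.57,0.01,1.0]]
14 rows, end err mm [-0.   0.1  0.1]
[[-0.18,-0.91,0.19,0.0,-0.29,0.0,1.0],[
[... 483 characters left out ...]
 rows, end err mm [ 0.1 -0.1  0.1]
[[0.0,0.0,0.97,0.0,0.0,0.0,1.0],[0.0,0.0,0.97,0.0,0.0,0.0,1.0],[0.0,0.0,0.98,0.0,0.0,0.0,1.0],[0.0,0.0,0.97,0.0,0.0,0.0,1.0],[0.0,0.0,0.97,0.0,0.0,0.0,1.0],[0.0,0.0,0.97,0.0,0.0,0.0,1.0],[0.0,0.0,0.98,0.0,0.0,0.0,1.0],[0.0,0.0,0.97,0.0,0.0,0.0,1.0],[0.01,0.0,0.97,0.0,0.0,0.0,1.0],[0.0,0.0,0.97,0.0,0.0,0.0,1.0]]
(array([-17.1280531 ,  35.70876332, 119.99967093,  -0.12710043,
        24.3047058 ,  72.99212233]), np.float64(9.491673280681567e-09), np.float64(19.970329070321142)) (array([-1.00799624e+01,  4.80865436e+01,  7.71954727e+01, -6.16179700e-02,
        5.47374066e+01,  7.99599536e+01]), np.float64(4.876962549082986e-12), np.float64(54.73740658054534))
```

Emit:
{"op": "send_rows", "data": {"moves": [[0.61, -0.56, -0.43, 0, -0.56, 0, 1], [0.56, -0.56, -0.48, 0, -0.57, 0, 1], [0.52, -0.57, -0.54, 0, -0.56, 0, 1], [0.46, -0.56, -0.58, 0, -0.57, 0, 1], [0.39, -0.57, -0.63, 0, -0.56, 0, 1], [0.34, -0.56, -0.66, 0, -0.57, 0, 1], [0.26, -0.56, -0.7, 0, -0.56, 0, 1], [0.2, -0.57, -0.71, 0, -0.57, 0, 1]]}}

```text
time_s: 78.05
position: [0.4193, -0.3286, 0.3401]
tcp_rot: [[0.769, 0.004, 0.64], [0.007, -1.0, -0.002], [0.64, 0.006, -0.769]]
force: [0.9, -0.2, -0.0]
opening: 0.173
```

Emit:
{"op": "send_rows", "data": {"moves": [[-0.18, -0.91, 0.19, 0, -0.29, 0, 1], [-0.16, -0.91, 0.2, 0, -0.28, 0, 1], [-0.16, -0.9, 0.2, 0, -0.29, 0, 1], [-0.15, -0.91, 0.21, 0, -0.28, 0, 1], [-0.13, -0.91, 0.22, 0, -0.29, 0, 1], [-0.13, -0.91, 0.23, 0, -0.28, 0, 1], [-0.11, -0.91, 0.23, 0, -0.29, 0, 1], [-0.11, -0.91, 0.24, 0, -0.28, 0, 1], [-0.09, -0.9, 0.24, 0, -0.29, 0, 1], [-0.07, -0.91, 0.25, 0, -0.29, 0, 1], [-0.07, -0.91, 0.25, 0, -0.28, 0, 1], [-0.05, -0.91, 0.25, 0, -0.29, 0, 1]]}}

```text
time_s: 79.55
position: [0.4138, -0.0565, 0.2597]
tcp_rot: [[0.995, 0.005, 0.095], [0.005, -1.0, -0.006], [0.095, 0.007, -0.995]]
force: [-0.8, -0.6, 0.0]
opening: 0.006
```

Emit:
{"op": "send_rows", "data": {"moves": [[-0.04, -0.91, 0.26, 0, -0.28, 0, 1], [-0.03, -0.91, 0.25, 0, -0.29, 0, 1], [0, 0, 0, 0, 0, 0, 1], [0, 0, 0, 0, 0, 0, 1]]}}

```text
time_s: 80.05
position: [0.4132, -0.0124, 0.2472]
tcp_rot: [[1.0, 0.005, -0.001], [0.005, -1.0, -0.008], [-0.001, 0.008, -1.0]]
force: [0.8, 0.2, -1.1]
opening: 0.005
```

```bash
python3 - <<'E'
from plan import *; from kin import *
st()
plan([.415,-.012,.007],down(0),1)
c=cap("wrist");save(c,"w37.png")
c=cap("top");save(c,"t37.png")
E
```

```text
t 80.05 p [ 0.4132 -0.0124  0.2472] q [-16.92   8.85 105.86  -0.48  65.24  72.99] x [ 1.     0.005 -0.001] z [-0.001 -0.008 -1.   ] F [ 0.8  0.2 -1.1] open 0.005
10 rows, end err mm [-0.   0.1 -0.1]
[[0.01,-0.01,0.96,0.0,0.0,0.0,1.0],[0.01,-0.01,0.96,0.01,0.0,0.01,1.0],[0.01,0.0,0.96,0.0,0.0,0.0,1.0],[0.0,-0.01,0.96,0.01,0.0,0.0,1.0],[0.01,-0.01,0.96,0.0,0.0,0.0,1.0],[0.01,0.0,0.96,0.01,0.0,0.01,1.0],[0.01,-0.01,0.96,0.0,0.01,0.0,1.0],[0.01,0.0,0.97,0.0,0.0,0.0,1.0],[0.0,0.0,0.96,0.01,0.0,0.01,1.0],[0.01,-0.01,0.96,0.0,0.0,0.0,1.0]]
```

View pics/w37.png

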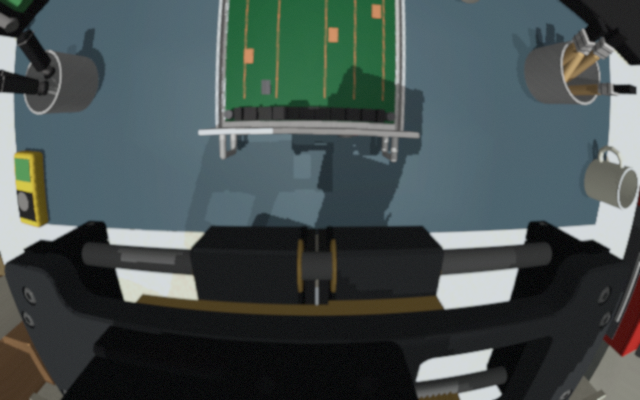

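View pics/t37.png

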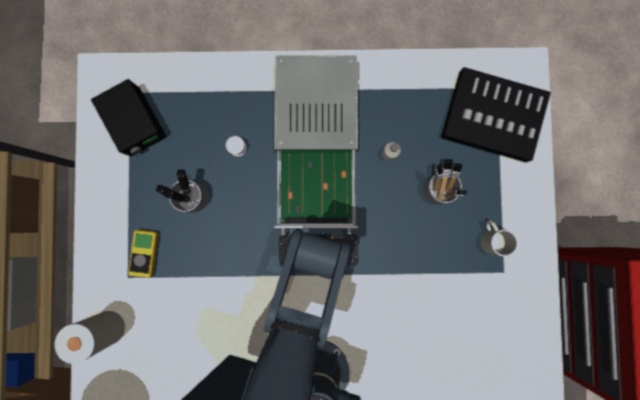

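Emit:
{"op": "send_rows", "data": {"moves": [[0, 0, 0.96, 0, 0, 0, 1], [0, 0, 0.96, 0, 0, 0, 1], [0, 0, 0.96, 0, 0, 0, 1], [0, 0, 0.96, 0, 0, 0, 1], [0, 0, 0.96, 0, 0, 0, 1], [0, 0, 0.96, 0, 0, 0, 1], [0, 0, 0.96, 0, 0, 0, 1], [0, 0, 0.96, 0, 0, 0, 1], [0, 0, 0.96, 0, 0, 0, 1], [0, 0, 0.9, 0, 0, 0, 1]]}}

```text
time_s: 81.4
position: [0.4143, -0.0151, 0.0088]
tcp_rot: [[1.0, 0.003, 0.001], [0.003, -1.0, -0.008], [0.001, 0.008, -1.0]]
force: [0.2, 0.1, 0.8]
opening: 0.004
```

```bash
python3 - <<'E'
from plan import *; from kin import *
st()
c=cap("scene");x=c["img"][150:330,200:440,::-1];cv2.imwrite("pics/s38.png",cv2.resize(x,None,fx=3.2,fy=3.2))
c=cap("wrist");save(c,"w38.png")
E
```

```text
t 81.4 p [ 0.4143 -0.0151  0.0088] q [-17.26  35.44 120.17  -1.02  24.19  73.51] x [1.    0.003 0.001] z [ 0.001 -0.008 -1.   ] F [0.2 0.1 0.8] open 0.004
```

View pics/s38.png

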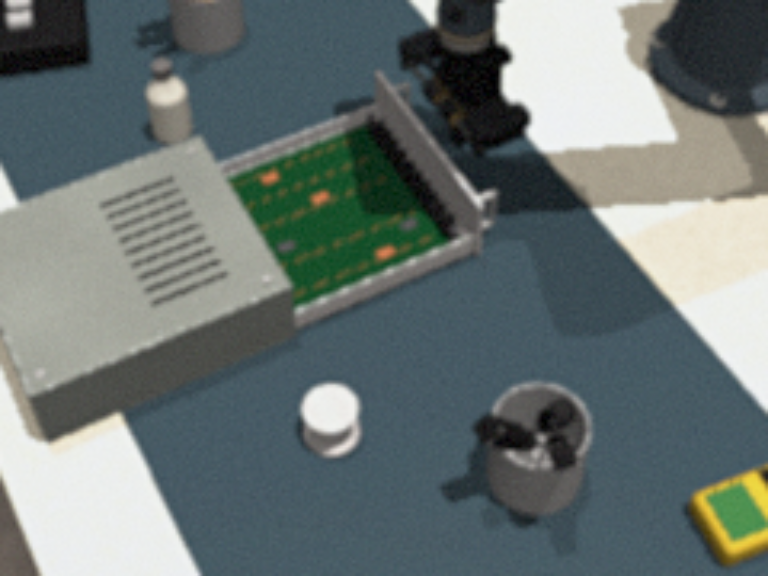

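View pics/w38.png

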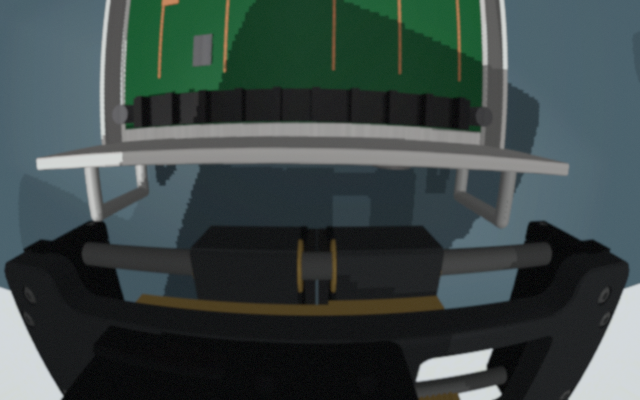

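Emit:
{"op": "send_rows", "data": {"moves": [[0.6, 0, 0, 0, 0, 0, 1], [0.5, 0, 0, 0, 0, 0, 1], [0.4, 0, 0, 0, 0, 0, 1], [0.4, 0, 0, 0, 0, 0, 1], [0.5, 0, 0, 0, 0, 0, 1], [0.6, 0, 0, 0, 0, 0, 1], [0.6, 0, 0, 0, 0, 0, 1], [0.6, 0, 0, 0, 0, 0, 1]]}}

```text
time_s: 82.5
position: [0.5183, -0.0136, 0.009]
tcp_rot: [[1.0, 0.005, -0.002], [0.005, -1.0, -0.008], [-0.002, 0.008, -1.0]]
force: [-4.8, -2.5, 0.4]
opening: 0.005
```

```bash
python3 - <<'E'
from plan import *; from kin import *
st()
c=cap("scene");x=c["img"][150:330,200:440,::-1];cv2.imwrite("pics/s39.png",cv2.resize(x,None,fx=3.2,fy=3.2))
E
```

```text
t 82.5 p [ 0.5183 -0.0136  0.009 ] q [-13.56  38.71 105.05  -0.78  36.27  76.8 ] x [ 1.     0.005 -0.002] z [-0.002 -0.008 -1.   ] F [-4.8 -2.5  0.4] open 0.005
```

View pics/s39.png

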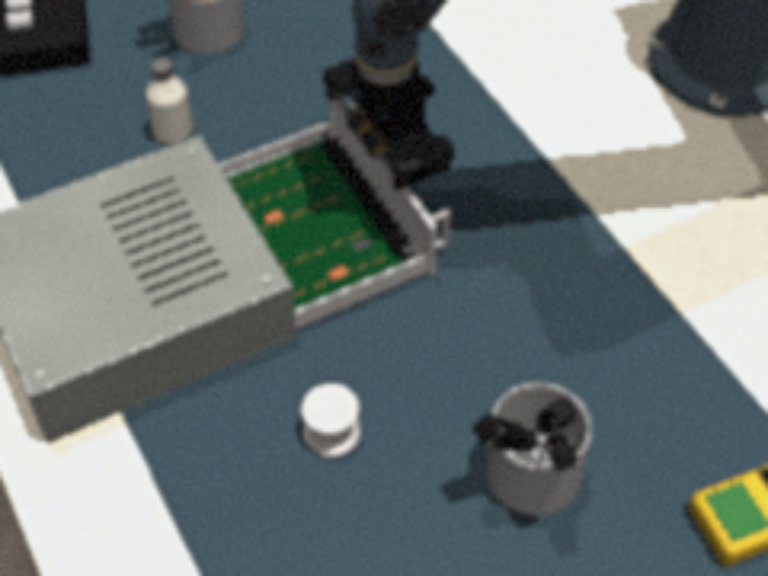

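Emit:
{"op": "send_rows", "data": {"moves": [[0.6, 0, 0, 0, 0, 0, 1], [0.6, 0, 0, 0, 0, 0, 1], [0.6, 0, 0, 0, 0, 0, 1], [0.6, 0, 0, 0, 0, 0, 1], [0.6, 0, 0, 0, 0, 0, 1], [0.6, 0, 0, 0, 0, 0, 1], [0.6, 0, 0, 0, 0, 0, 1], [0.6, 0, 0, 0, 0, 0, 1], [0.6, 0, 0, 0, 0, 0, 1], [0.4, 0, 0, 0, 0, 0, 1]]}}

```text
time_s: 83.8
position: [0.6635, -0.0132, 0.0087]
tcp_rot: [[1.0, 0.004, -0.002], [0.004, -1.0, -0.008], [-0.002, 0.008, -1.0]]
force: [-3.5, -2.2, 0.4]
opening: 0.006
```

```bash
python3 - <<'E'
from plan import *; from kin import *
st()
c=cap("scene");x=c["img"][150:330,200:440,::-1];cv2.imwrite("pics/s40.png",cv2.resize(x,None,fx=3.2,fy=3.2))
E
```

```text
t 83.8 p [ 0.6635 -0.0132  0.0087] q [-10.53  45.8   83.1   -0.59  51.11  79.59] x [ 1.     0.004 -0.002] z [-0.002 -0.008 -1.   ] F [-3.5 -2.2  0.4] open 0.006
```

View pics/s40.png

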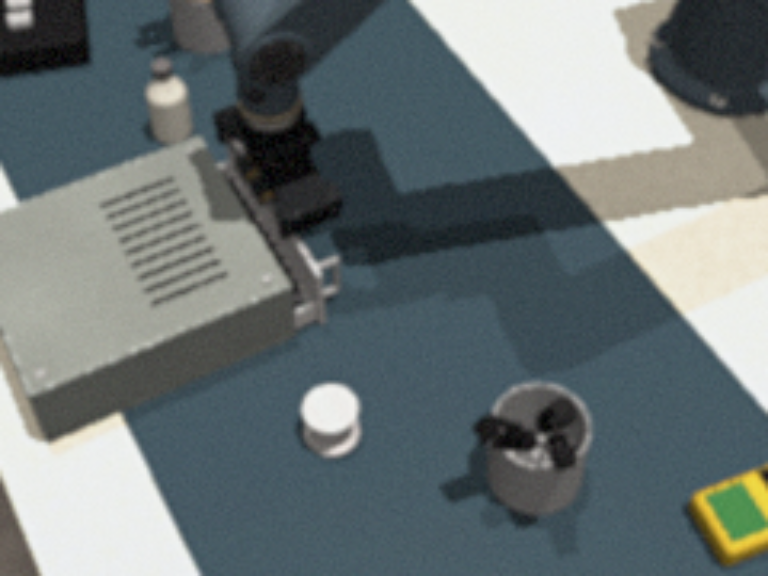

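Emit:
{"op": "send_rows", "data": {"moves": [[0.3, 0, 0, 0, 0, 0, 1], [0.3, 0, 0, 0, 0, 0, 1], [0.2, 0, 0, 0, 0, 0, 1], [0.15, 0, 0, 0, 0, 0, 1], [0, 0, 0, 0, 0, 0, 1]]}}

```text
time_s: 84.48
position: [0.6885, -0.0125, 0.0093]
tcp_rot: [[1.0, 0.004, 0.002], [0.004, -1.0, -0.007], [0.002, 0.007, -1.0]]
force: [-1.6, -0.2, -0.5]
opening: 0.004
```

Emit:
{"op": "send_rows", "data": {"moves": [[0.15, 0, 0, 0, 0, 0, 1], [0.1, 0, 0, 0, 0, 0, 1], [0, 0, 0, 0, 0, 0, 1]]}}

```text
time_s: 84.85
position: [0.6943, -0.0125, 0.0093]
tcp_rot: [[1.0, 0.004, 0.001], [0.004, -1.0, -0.007], [0.001, 0.007, -1.0]]
force: [-1.3, 0.3, 1.2]
opening: 0.001
```

```bash
python3 - <<'E'
from plan import *; from kin import *
st()
c=cap("scene");x=c["img"][150:330,200:440,::-1];cv2.imwrite("pics/s41.png",cv2.resize(x,None,fx=3.2,fy=3.2))
c=cap("top");x=c["img"][120:200,260:380,::-1];cv2.imwrite("pics/t41.png",cv2.resize(x,None,fx=6,fy=6))
E
```

```text
t 84.85 p [ 0.6943 -0.0125  0.0093] q [-10.03  47.52  78.2   -0.5   54.14  80.01] x [1.    0.004 0.001] z [ 0.001 -0.007 -1.   ] F [-1.3  0.3  1.2] open 0.001
```

View pics/s41.png

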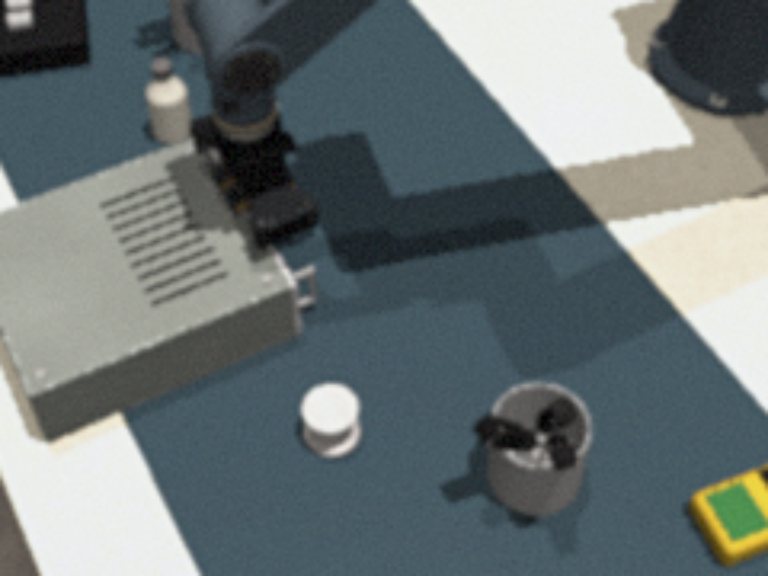

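Emit:
{"op": "send_rows", "data": {"moves": [[0.1, 0, 0, 0, 0, 0, 1], [0.1, 0, 0, 0, 0, 0, 1], [0, 0, 0, 0, 0, 0, 1]]}}

```text
time_s: 85.32
position: [0.6945, -0.0125, 0.0094]
tcp_rot: [[1.0, 0.005, -0.009], [0.005, -1.0, -0.007], [-0.009, 0.007, -1.0]]
force: [-9.6, -0.2, 7.2]
opening: 0.008
```

Emit:
{"op": "send_rows", "data": {"moves": [[0.1, 0, 0, 0, 0, 0, 1], [0, 0, 0, 0, 0, 0, 1], [0, 0, 0, 0, 0, 0, 1]]}}

```text
time_s: 85.7
position: [0.6941, -0.0125, 0.0094]
tcp_rot: [[1.0, 0.005, -0.015], [0.005, -1.0, -0.007], [-0.015, 0.007, -1.0]]
force: [-15.2, -1.5, 9.1]
opening: 0.013
```

Emit:
{"op": "send_rows", "data": {"moves": [[-0.4, 0, 0, 0, 0, 0, 1], [-0.6, 0, 0, 0, 0, 0, 1], [-0.8, 0, 0, 0, 0, 0, 1], [-0.8, 0, -0.3, 0, 0, 0, 1], [-0.8, 0, -0.8, 0, 0, 0, 1], [-0.8, 0, -0.8, 0, 0, 0, 1], [-0.8, 0, -0.8, 0, 0, 0, 1], [-0.8, 0, -0.8, 0, 0, 0, 1], [-0.8, 0, -0.8, 0, 0, 0, 1], [0, 0, -0.8, 0, 0, 0, 1], [0, 0, 0, 0, 0, 0, 1]]}}

```text
time_s: 87.08
position: [0.5387, -0.0129, 0.1386]
tcp_rot: [[1.0, 0.004, 0.007], [0.004, -1.0, -0.009], [0.007, 0.009, -1.0]]
force: [-0.1, -0.6, 0.3]
opening: 0.003
```

```bash
python3 - <<'E'
from plan import *; from kin import *
st()
c=cap("scene");save(c,"s42.png")
c=cap("top");save(c,"t42.png")
for u in (290,318,345): print([[v]+np.round(w_depth(c,u,v)[0],3).tolist() for v in range(145,158,1)])
c=cap("wrist");save(c,"w42.png")
pots()
c=cap("top")
for n in ("meter","mug","spool","flux"):
    m=models.masks_of("top",n)
    if m: print(n,np.round(np.median(mask_pts(c,m[0]),0),3),m[0]["confidence"])
E
```

```text
t 87.08 p [ 0.5387 -0.0129  0.1386] q [-13.    27.23  97.7   -0.5   54.57  77.04] x [1.    0.004 0.007] z [ 0.007 -0.009 -1.   ] F [-0.1 -0.6  0.3] open 0.003
[[145, 0.725, 0.073, 0.096], [146, 0.722, 0.073, 0.094], [147, 0.718, 0.073, 0.098], [148, 0.715, 0.073, 0.102], [149, 0.712, 0.073, 0.098], [150, 0.71, 0.073, 0.092], [151, 0.706, 0.073, 0.094], [152, 0.707, 0.075, 0.073], [153, 0.708, 0.076, 0.049], [154, 0.707, 0.078, 0.031], [155, 0.707, 0.079, 0.013], [156, 0.706, 0.08, -0.0], [157, 0.702, 0.08, -0.0]]
[[145, 0.724, -0.015, 0.098], [146, 0.721, -0.014, 0.094], [147, 0.718, -0.014, 0.096], [148, 0.716, -0.014, 0.088], [149, 0.712, -0.014, 0.091], [150, 0.71, -0.014, 0.087], [151, 0.706, -0.014, 0.089], [152, 0.707, -0.014, 0.068], [153, 0.706, -0.014, 0.051], [154, 0.707, -0.014, 0.028], [155, 0.706, -0.014, 0.012], [156, 0.704, -0.014, 0.0], [157, 0.702, -0.014, -0.003]]
[[145, 0.723, -0.099, 0.093], [146, 0.719, -0.099, 0.098], [147, 0.718, -0.099, 0.09], [148, 0.714, -0.099, 0.091], [149, 0.711, -0.099, 0.092], [150, 0.707, -0.099, 0.095], [151, 0.705, -0.099, 0.089], [152, 0.705, -0.1, 0.069], [153, 0.706, -0.101, 0.047], [154, 0.705, -0.102, 0.032], [155, 0.705, -0.104, 0.009], [156, 0.704, -0.105, -0.007], [157, 0.699, -0.104, 0.003]]
top pot [0.5718 0.402 ] free r 0.047 75 0.83
top pot [ 0.5882 -0.4094] free r 0.0481 69 0.56
scene pot [0.5747 0.4037] free r 0.0478 73 0.86
scene pot [ 0.5916 -0.4081] free r 0.0479 32 0.73
meter [0.389 0.553 0.034] 0.89
mug [ 0.414 -0.595  0.044] 0.79
spool [0.733 0.251 0.049] 0.71
flux [ 0.703 -0.244  0.08 ] 0.59
```

View pics/s42.png

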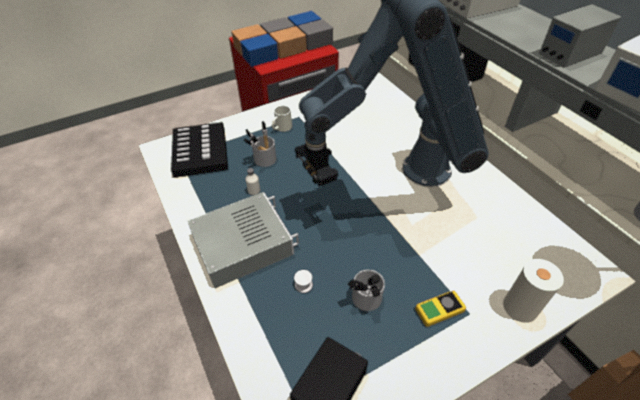

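View pics/w42.png

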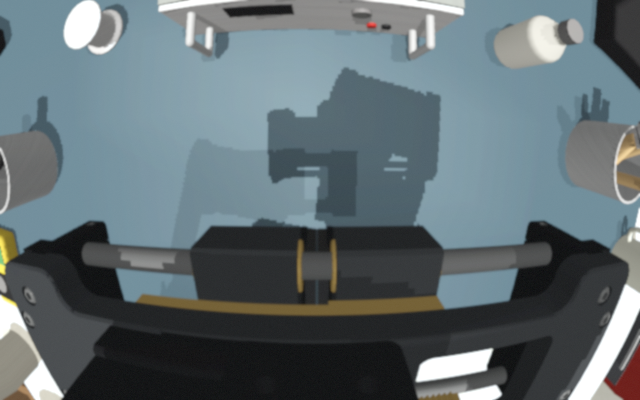

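View pics/t42.png

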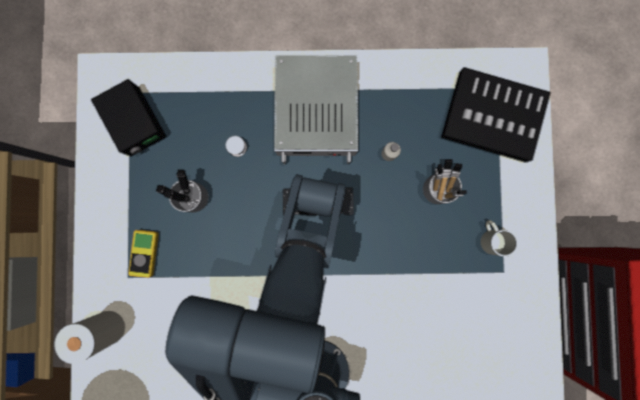

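```bash
python3 - <<'E'
from rig import bot
print(bot.hand_in())
E
```

```text
the job is handed in; nothing more can be done
None
```

I put away all five loose tools, pushed the chassis home and handed the job in at about 87 s. The hand-in reported no verdict.

- **Tools:** Driver_1 and driver_3 stand blade down in the left pot with driver_0. Brush_1, brush_2 and brush_3 stand bristles up in the right pot with brush_0. I saw no driver_2, so I took it as absent.
- **Chassis:** I pushed with the shut fingers until the travel stopped and the force rose to about 15 N. The panel front then measured x ≈ 0.706 m, which fits a 6 mm panel flush on the case front at about 0.712 m. I had no direct reading of the joint value.
- **Last checks:** The top and scene pictures showed seven tools in the two pots and none left on the bench. Both pots stood upright within about 2 mm of where they started. The top view measured the meter, mug, spool and bottle within about 2 mm of their starting places. The arm was clear of everything, and the force reading was near zero.
- **Disagreement:** The reported TCP lies about 38 mm beyond the real fingertips, as seen by both the wrist and scene cameras. My first grasp of driver_3 closed on air above it because of this. I allowed for the offset in every later move, and all the other grasps and placings worked first time.

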